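# Pin the sheet parts down with a linchpin and snap its ring shut

### The job

Take the rivet jar off the fixture's base plate and stand it upright on the bench, then push the linchpin fully home through the cross hole in the fixture's stud, its head on the head rest and its ring still open. Then swing the ring over the top of the stud so that it snaps shut over the pin's end, and let go. Leave the other things on the bench where they are.

Things in the scene. Friction and masses are not known exactly. Their poses are not given: they have to be found in the camera images.
- fixture: Fixture fixed to the bench: dark steel base plate (x -120 to 70, y +-50, 10 mm thick), two round green sheet parts on it (94 mm across, top at 19 mm), in their middle a square steel stud, 24 mm (x) by 26 mm (y), top 70 mm above the bench, with a cross hole along x. Origin on the bench under the stud's centre, z up. The linchpin goes in from the -x side (the head rest's side) towards +x.
- hole_mouth (a point): Centre of the cross hole's mouth on the stud's -x face, 55 mm above the bench; axes as the fixture's (x is the way the pin goes in). Round hole, 16 mm in diameter, 24 mm long, right through.
- head_rest (a point): Middle of the top of the steel head rest, a rib on the stud's -x side reaching 44 mm out from its face, 16 mm wide (24 mm over the outer 18 mm), top level 47.5 mm above the bench; the head's underside sits on it when the pin is home. Axes as the fixture's.
- linchpin: Steel linchpin lying flat on the bench, ring open. Origin on the shank's axis at the shoulder; x along the shank to the tip, z up (6 mm above the bench as it lies). Shank 12 mm diameter, 55 mm long, last 10 mm tapered to 6. Behind the shoulder a head block. About 220 g with its ring. Fully home, the shoulder touches the stud's -x face and the tip stands out 31 mm beyond the stud.
- pin_grip (a point): Centre of the head block, to be gripped across its 16 mm width (y); the block reaches x -26 to 0, z -6 to 22 mm from the linchpin's origin, so this point is 13 mm behind the shoulder and 8 mm above the axis. Behind it is the hinge block, x -42 to -26, 24 mm wide, z -6 to 8 mm. Axes as the linchpin's.
- pin_tip (a point): End of the shank, 55 mm ahead of the shoulder on the axis.
- ring_hinge (a point): Centre of the ring's hinge, 34 mm behind the shoulder, on the shank's axis; the hinge line is the linchpin's y.
- ring (a joint): Ring angle, rad: 0 open (swung back, rising about 30 degrees behind the head; stop -0.05), 2.6 locked (along the shank, cross bar beyond the tip; stop 2.63). It swings over the top. An over-centre spring (up to 0.12 N m, 1 to 4 N at the bar) holds it at either end; past the middle, 1.3 rad, it snaps to the other end by itself.
- ring_bar (a point): Middle of the ring's cross bar, 98 mm from the hinge. The ring is a U of 8 mm round steel bar: two legs 46 mm apart (centres) that straddle head and stud, joined by the cross bar, straight for 26 mm along the linchpin's y.
- rivet_jar: Grey plastic jar with a black cap, 46 mm diameter, 85 mm tall, about 200 g, standing on the fixture's base plate in the pin's way, in front of the head rest. Origin at the centre of its underside, z up.
- plain_pin: headed plain steel pin with no ring, 12 mm diameter, 73 mm long, head 24 mm across; lies on the bench; bystander; origin on its axis under the head
- paper_cup: white paper cup, 72 mm across the rim, 85 mm tall; bystander; origin at the centre of its underside
- brush: paint brush about 200 mm long lying flat, along its x; bystander; origin near its middle
- wrench: steel wrench 180 mm long lying flat, along its x; bystander; origin near its middle
- tape_roll: roll of grey tape lying flat, 90 mm outer diameter, 24 mm tall; bystander; origin at the centre of its underside
- carton: cardboard carton 70 x 110 x 60 mm tall; bystander; origin at the centre of its underside
- hammer: hammer 260 mm long lying flat, along its x; bystander; origin near its middle
Mind the look-alikes: they are no part of the job. What is shaped like the linchpin but black or blue is not meant.

How it is judged:
By the outcome, as a careful person would: the job done as asked, in the order asked, and still so for the second after the job is handed in, with the robot touching nothing.
It also fails if it takes over 72 s, if anything falls off the work surface, if the arm or the gripper's body presses on something with over 40 N, if the wrist force passes 120 N, or if a joint passes its speed limit or range.

### The arm

A 7-joint arm with a two-finger parallel gripper is mounted at the origin on the work surface. World frame = base frame: x ahead of the robot, y to its left, z up, the work surface at z = 0. Lengths are in mm, angles in rad, forces in N, time in s.
With the tool pointing down it reaches from about 350 to 900 mm from the base axis. Payload 7.2 kg.
Tool frame: the origin (TCP) lies at the very end of the fingers, on their centre line; the grasp point (between the pads) lies 19 mm behind it; z points along the fingers, y is the direction in which the jaws open and shut (so a half turn about z gives the same grasp; the last joint's range is limited). The gripper opens to 88 mm and grips with 3 to 60 N. Pads are 20 mm wide; open, the fingers measure 115 mm over their backs; the gripper's body (75 mm by 178 mm) begins 61 mm behind the grasp point.
Start: joints at [-1.214, 0.411, -0.013, 1.596, 0.006, 1.134, -0.082], TCP at [257.596, 569.45, 222.653] pointing down, gripper open.
Joint ranges: [-2.95, 2.95], [-0.29, 1.99], [-1.47, 1.44], [0.14, 2.54], [-1.03, 4.17], [0.13, 1.85], [-2.86, 2.86]. Speed limits (rad/s): [2.39, 2.39, 3.01, 3.01, 3.14, 3.14, 3.14].

### API

Orientations are given as a rotation vector (axis times angle).
In Python, from station import robot, vision, workorder gives the robot as it stands.
- The arm moves only by the shell command python3 -m crank 'ROWS' [OPENING] [FORCE]. ROWS is JSON, a list of rows, each an object of numbers: "tx", "ty", "tz": the shift along the tool's x, y, z in mm; "roll": the turn about the tool's z in rad. In form: [{"tx": .., "ty": .., "tz": .., "roll": ..}, ...]. A call has 1 to 5 rows; each row is the pose to reach, as a shift and turn from the pose commanded when the call began, along the tool's axes at that moment; what a row does not reach only later rows make up. A row lasts 1/8 s, in which the tool goes at most 62.5 mm and 10.7 degrees, less where a joint would pass 70% of its speed; a pose out of reach is approached as far as the arm can. A call with a gripper value outside its range is refused whole. OPENING is the finger opening in mm, from 0 to 87.8, set as the call begins (- or left out, the last holds). The fingers move at their own pace and stop on an object; FORCE is the grip in N (left out, the last holds). Time passes only in rows, so rows that repeat a pose let the fingers close. It gives the time, the measured TCP pose, the force and the opening at its end, in the units of the state.
- robot.state(): the state, without advancing time (a new reading comes with each control period).
- vision.read_camera(name): name is "side" or "top"; returns a dict with "img" (384x512x3 uint8, red, green, blue), "depth" (384x512 float32, mm along the optical axis (not along the pixel's ray), 0 where there is no reading), "fov_y" (degrees; the focal length in pixels is half the picture's height over the tangent of half this angle, whatever the lens; pixels are square), "cx", "cy" (the principal point, pixels), "k1" (the pictures are not rectified: a ray, as slopes to the right and down, at radius r is drawn at 1 + k1 r^2 times it, then the intrinsics apply), "origin" and "orientation" of the camera in the world. Camera axes: x right, y down, z forward; pixel columns grow to the right and rows downward; lengths in mm; the calibration is good to about 2 mm. A picture is of the moment at which its call begins.
- workorder.finish_job(): hands the job in, once; it reports no verdict.
The state is a dict: "time": time; "joints": joint angles; "joint_velocities": joint speeds; "effort": joint torques, N m; "ee_pos": TCP position; "tcp_rot": TCP orientation; "ft_force": force on the tool from outside, world axes, zero at the start; "moment": the same for the moment, N m; "gripper_width": opening from 0.0 (shut) to 1.0 (fully open).
Only numpy, scipy, OpenCV 4.12 (cv2) and the standard library are available. Lean on these libraries where they do the work, as an engineer would, in place of code of your own. Each camera call takes 0.05 s, during which the arm holds its last target.

## Working session

There is one attempt and no reset: what is moved stays moved. The work goes in short steps, Python scripts to look and compute and a shell command to move; the robot and the scene stay as the last step left them, time stands still between calls to the robot, and variables do not carry over. Pictures are saved under pics/ and viewed, and the job is handed in when it is done.

```bash
ls; mkdir -p pics; python3 - <<'E'
from station import robot, vision
import cv2, numpy as np
print(robot.state())
for n in ("side","top"):
    d=vision.read_camera(n)
    cv2.imwrite(f"pics/{n}0.png",cv2.resize(d["img"][:,:,::-1],None,fx=1.5,fy=1.5))
    np.savez(f"pics/{n}0.npz",**d)
    print(n,{k:v for k,v in d.items() if k not in("img","depth")})
E
```

```text
pics
{'time': 0.0, 'joints': array([-1.21416513,  0.41188699, -0.01274641,  1.59703171,  0.00558378,
        1.13427593, -0.08219857]), 'joint_velocities': array([-0.00051539, -0.00108186,  0.00019761,  0.00102372, -0.00025233,
        0.0011354 , -0.00050236]), 'effort': array([-8.38011533e-05, -5.87964356e+01,  6.41464423e-01, -2.91089505e+01,
       -5.39025560e-02,  1.80698046e-02,  1.38812679e-04]), 'ee_pos': array([257.41457608, 568.9850686 , 221.82197036]), 'tcp_rot': array([-6.62185749e-01, -3.07075604e+00,  2.42953236e-03]), 'ft_force': array([ 0.76237258,  0.36809203, -0.0228671 ]), 'moment': array([-0.01253938,  0.036639  , -0.00736276]), 'gripper_width': 1.001724755206432}
side {'fov_y': 44.16124926404321, 'cx': 263.5075038921308, 'cy': 199.1561630795506, 'k1': 0.0010396119547523507, 'origin': array([-142.90405628, -870.49745533, 1064.75635299]), 'orientation': array([-2.25312481,  0.7384464 , -0.31890711])}
top {'fov_y': 57.879851375678015, 'cx': 261.8661825757577, 'cy': 193.74590253504306, 'k1': 0.017889707135521973, 'origin': array([ 359.83802481,  -81.13692989, 1178.12150487]), 'orientation': array([-2.18168155,  2.16459649, -0.10366358])}
```

View pics/side0.png

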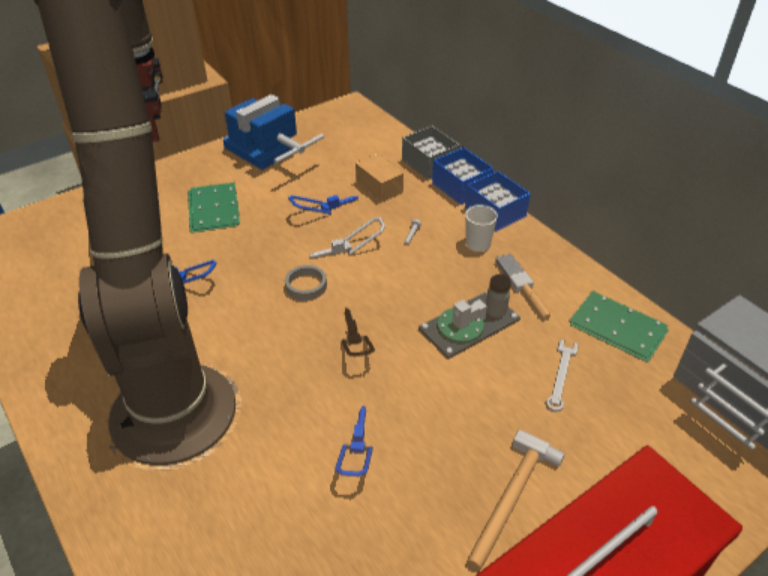

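View pics/top0.png

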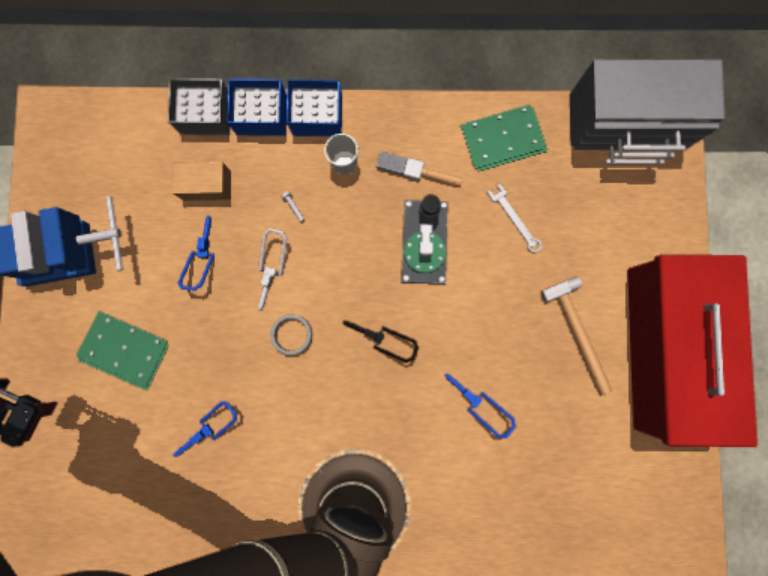

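```bash
cat > h.py <<'E'
import numpy as np, cv2
from scipy.spatial.transform import Rotation as R
def load(n):
    return dict(np.load(f"pics/{n}.npz"))
def intr(d):
    f=d["img"].shape[0]/2/np.tan(np.radians(float(d["fov_y"]))/2)
    return f,float(d["cx"]),float(d["cy"]),float(d["k1"])
def unproj(d,u,v,depth=None,z=None):
    f,cx,cy,k1=intr(d)
    xd=(np.asarray(u,float)-cx)/f; yd=(np.asarray(v,float)-cy)/f
    x,y=xd.copy(),yd.copy()
    for _ in range(10):
        s=1+k1*(x*x+y*y); x=xd/s; y=yd/s
    r=np.stack([x,y,np.ones_like(x)],-1)
    w=r@R.from_rotvec(d["orientation"]).as_matrix().T
    if depth is not None: t=depth
    else: t=(z-d["origin"][2])/w[...,2]
    return d["origin"]+w*np.asarray(t)[...,None]
def proj(d,P):
    f,cx,cy,k1=intr(d)
    c=(np.atleast_2d(P)-d["origin"])@R.from_rotvec(d["orientation"]).as_matrix()
    x=c[:,:2]/c[:,2:]; x=x*(1+k1*(x**2).sum(1,keepdims=True))
    return x*f+[cx,cy]
def cloud(d):
    v,u=np.mgrid[:384,:512]
    P=unproj(d,u,v,depth=d["depth"]); P[d["depth"]<=0]=np.nan
    return P
def grab(n,name):
    from station import vision
    d=vision.read_camera(n); np.savez(f"pics/{name}.npz",**d); return d
def crop(d,u0,v0,w,h,s,name):
    cv2.imwrite(f"pics/{name}.png",cv2.resize(np.ascontiguousarray(d["img"][v0:v0+h,u0:u0+w,::-1]),None,fx=s,fy=s,interpolation=cv2.INTER_CUBIC))
E
python3 - <<'E'
from h import *
d=load("top0"); s=load("side0")
crop(d,150,120,170,90,4.7,"c_top")
crop(s,190,120,180,125,4.4,"c_side")
for dd,n in((d,"top"),(s,"side")):
    P=cloud(dd)
    np.save(f"pics/{n}P.npy",P)
    m=np.isfinite(P[...,2])
    b=(abs(P[...,2])<15)
    print(n,np.nanmedian(P[...,2][b]))
E
```

```text
top 0.9377656638675944
side -2.304198627440087
```

View pics/c_top.png

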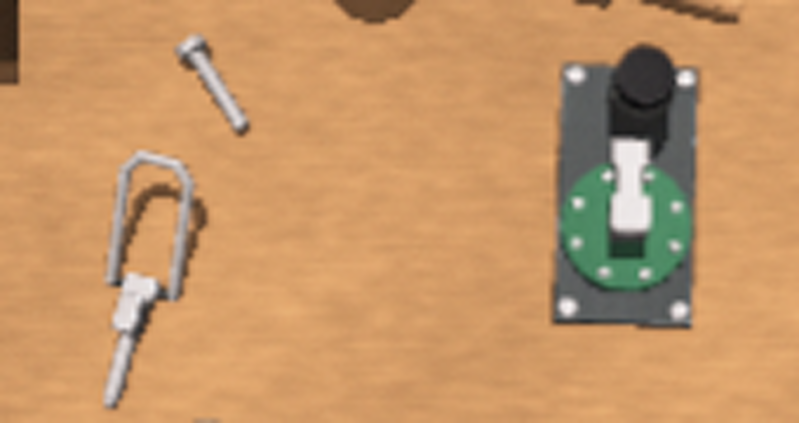

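View pics/c_side.png

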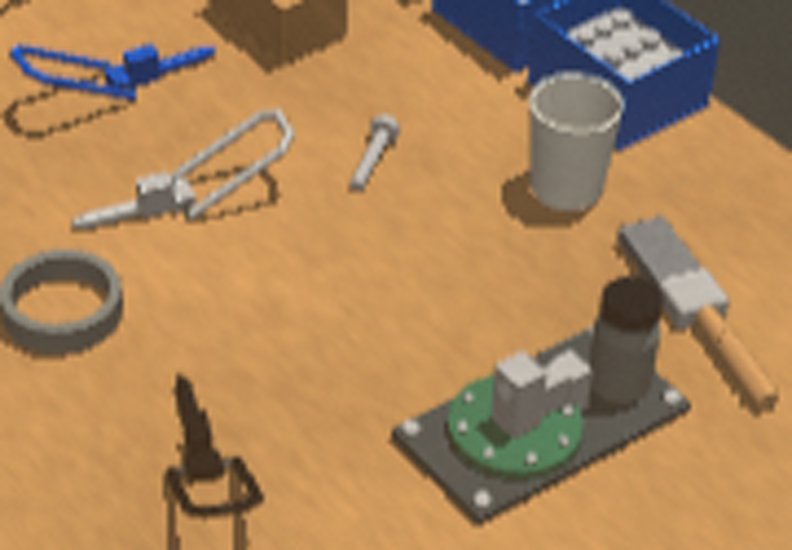

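```bash
cat > fit.py <<'E'
from h import *
from scipy.optimize import minimize
def box(x0,x1,y0,y1,z0,z1):
    return np.array([[x,y,z] for x in(x0,x1) for y in(y0,y1) for z in(z0,z1)],float)
def cyl(p,q,r0,r1=None,n=16):
    p,q=np.array(p,float),np.array(q,float); r1=r0 if r1 is None else r1
    a=(q-p)/np.linalg.norm(q-p); b=np.cross(a,[.3,.5,.81]); b/=np.linalg.norm(b); c=np.cross(a,b)
    t=np.linspace(0,2*np.pi,n,endpoint=False)
    k=np.cos(t)[:,None]*b+np.sin(t)[:,None]*c
    return np.vstack([p+r0*k,q+r1*k])
def pin_parts(ring=0.0):
    parts=[cyl([0,0,0],[45,0,0],6),cyl([45,0,0],[55,0,0],6,3),box(-26,0,-8,8,-6,22),box(-42,-26,-12,12,-6,8)]
    # ring: angle 0 -> direction back rising 30deg ; 2.6 -> along +x
    a=np.pi-np.radians(30)-ring
    u=np.array([np.cos(a),0,np.sin(a)]); h=np.array([-34.,0,0])
    def P(l,y): return h+u*l+[0,y,0]
    for sg in(1,-1):
        parts.append(cyl(P(0,sg*23),P(86,sg*23),4)); parts.append(cyl(P(86,sg*23),P(98,sg*13),4))
    parts.append(cyl(P(98,-13),P(98,13),4))
    return parts
def render(d,parts,S=4,roi=None):
    u0,v0,u1,v1=roi
    im=np.zeros(((v1-v0)*S,(u1-u0)*S),np.uint8)
    for p in parts:
        q=(proj(d,p)-[u0-.5,v0-.5])*S-.5
        h=cv2.convexHull(q.astype(np.float32))
        cv2.fillConvexPoly(im,np.round(h*16).astype(np.int32),255,shift=4)
    return cv2.resize(im,(u1-u0,v1-v0),interpolation=cv2.INTER_AREA)/255.
def place(parts,x,y,z,yaw):
    M=R.from_euler("z",yaw).as_matrix()
    return [p@M.T+[x,y,z] for p in parts]
E
python3 - <<'E'
from fit import *
d=load("top0"); s=load("side0")
def show(d,roi,n):
    u0,v0,u1,v1=roi
    im=d["img"][v0:v1,u0:u1]; hsv=cv2.cvtColor(im,cv2.COLOR_RGB2HSV)
    return hsv
roi={"t":(166,145,198,210),"s":(200,140,262,176)}
m={}
for k,dd in(("t",d),("s",s)):
    hsv=show(dd,roi[k],k)
    m[k]=np.clip((110-hsv[...,1].astype(float))/60,0,1)*(hsv[...,2]>90)
    cv2.imwrite(f"pics/m_{k}.png",cv2.resize((m[k]*255).astype(np.uint8),None,fx=8,fy=8,interpolation=cv2.INTER_NEAREST))
def cost(p,ks="ts",ring=0):
    c=0
    for k in ks:
        dd=d if k=="t" else s
        r=render(dd,place(pin_parts(ring),p[0],p[1],6,p[2]),roi=roi[k])
        c+=np.abs(r-m[k]).sum()/m[k].sum()
    return c
tip=unproj(d,174.,204.,z=6); hd=unproj(d,177.5,186.,z=6)
print(tip,hd)
dr=(tip-hd)[:2]; yaw=np.arctan2(dr[1],dr[0])
p0=np.array([*(hd[:2]),yaw])
for ks in("t","s","ts"):
    best=None
    for dx in(-8,0,8):
      for dy in (-8,0,8):
        r=minimize(cost,p0+[dx,dy,0],args=(ks,),method="Nelder-Mead",options=dict(initial_simplex=p0+np.array([[dx,dy,0],[dx+6,dy,0],[dx,dy+6,0],[dx,dy,.1]])))
        if best is None or r.fun<best.fun: best=r
    print(ks,best.x,best.fun)
E
```

```text
[434.07760204 214.99112693   6.        ] [495.34188641 205.08587929   6.        ]
t [480.77157928 206.03483479   2.89690346] 0.14878708562411552
s [480.61822654 202.66689702   2.88291198] 0.1817521323570881
ts [481.13823409 205.20100062   2.89750183] 0.5835769258454804
```

```bash
cat >> fit.py <<'E'
def fix_parts():
    return [box(-120,70,-50,50,0,10)]
def steel_parts():
    return [box(-12,12,-13,13,19,70),box(-56+18,-12,-8,8,19,47.5),box(-56,-38,-12,12,19,47.5)]
def jar_parts(): return [cyl([0,0,0],[0,0,85],23,n=32)]
E
python3 - <<'E'
from fit import *
d=load("top0"); s=load("side0")
roi={"t":(255,120,310,195),"s":(272,175,356,242)}
obs={};
for k,dd in(("t",d),("s",s)):
    u0,v0,u1,v1=roi[k]; im=dd["img"][v0:v1,u0:u1]; hsv=cv2.cvtColor(im,cv2.COLOR_RGB2HSV).astype(int)
    wood=(hsv[...,0]<22)&(hsv[...,1]>100)&(hsv[...,2]>60)
    obs[k]=(~wood).astype(float)
    cv2.imwrite(f"pics/f_{k}.png",cv2.resize((obs[k]*255).astype(np.uint8),None,fx=8,fy=8,interpolation=cv2.INTER_NEAREST))
    print(im[5,5])
def cost(p,ks="ts"):
    c=0
    for k in ks:
        dd=d if k=="t" else s
        r=render(dd,place(fix_parts()+steel_parts(),p[0],p[1],0,p[2])+place(jar_parts(),p[3],p[4],10,0),roi=roi[k])
        c+=np.abs(r-obs[k]).sum()/100
    return c
# init: stud top
st=unproj(d,150+630/4.7,120+215/4.7,z=70.); jar=unproj(d,150+643/4.7,120+75/4.7,z=95.)
print(st,jar)
p0=np.array([st[0],st[1],np.pi,jar[0],jar[1]])
for ks in("t","s"):
    best=None
    for dx in(-6,0,6):
        q=p0+[dx,dx/2,0,0,0]
        sim=np.vstack([q,q+np.diag([6,6,.08,6,6])])
        r=minimize(cost,q,args=(ks,),method="Nelder-Mead",options=dict(initial_simplex=sim,maxiter=600))
        if best is None or r.fun<best.fun: best=r
    print(ks,best.x,best.fun)
    dd=d if ks=="t" else s
    p=best.x; u0,v0,u1,v1=roi[ks]
    im=cv2.resize(np.ascontiguousarray(dd["img"][v0:v1,u0:u1,::-1]),None,fx=8,fy=8,interpolation=cv2.INTER_CUBIC)
    for q in place(fix_parts()+steel_parts(),p[0],p[1],0,p[2])+place(jar_parts(),p[3],p[4],10,0):
        h=cv2.convexHull((((proj(dd,q)-[u0-.5,v0-.5])*8)-.5).astype(np.float32)).astype(int)
        cv2.polylines(im,[h],True,(0,0,255),1)
    cv2.imwrite(f"pics/fo_{ks}.png",im)
E
```

```text
[201 146  96]
[212 156  95]
[ 556.53594491 -152.31524343   70.        ] [ 648.07855328 -159.31253204   95.        ]
t [ 559.76078474 -151.21141522    3.11975717  644.77061981 -158.6925534 ] 0.5394509803921569
s [ 562.66874041 -152.27056312    3.116571    657.22365141 -161.95722695] 3.3867843137254905
```

```bash
python3 -c "
import cv2,numpy as np
a=cv2.imread('pics/fo_t.png');b=cv2.imread('pics/fo_s.png');
a=cv2.resize(a,None,fx=.8,fy=.8);b=cv2.resize(b,(440,int(b.shape[0]*440/b.shape[1])))
c=np.zeros((600,a.shape[1]+440,3),np.uint8);c[:a.shape[0],:a.shape[1]]=a[:600];c[:b.shape[0],a.shape[1]:]=b
cv2.imwrite('pics/fo.png',c)"
```

```text
(no output)
```

View pics/fo.png

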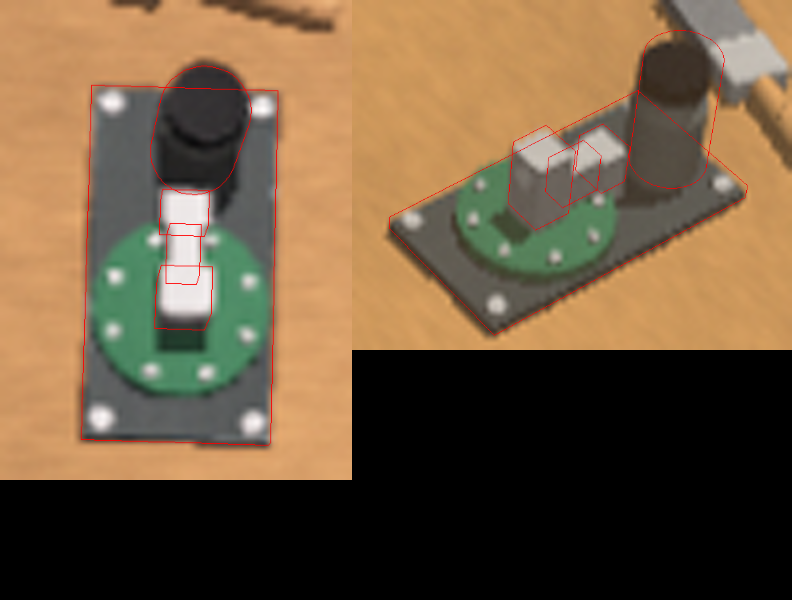

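```bash
cat > go.py <<'E'
import sys
from h import *
from station import robot
def rel(x,y,z,ang):
    """ang = world direction (deg) of tool y, tool pointing down"""
    s=robot.state(); M=R.from_rotvec(s["tcp_rot"]).as_matrix()
    dlt=M.T@(np.array([x,y,z])-s["ee_pos"])
    cur=np.degrees(np.arctan2(M[1,1],M[0,1]))
    da=(ang-cur+180)%360-180
    print("t",round(s["time"],2),"pos",s["ee_pos"].round(1),"yaw",round(cur,2),"tilt z",M[:,2].round(4),"F",s["ft_force"].round(1),"w",round(s["gripper_width"]*87.8,1))
    print("rel tx ty tz",dlt.round(1),"roll",round(-np.radians(da),4), "j",s["joints"].round(2))
if __name__=="__main__":
    rel(*map(float,sys.argv[1:5]))
E
python3 go.py 645 -159 180 88.8
```

```text
t 0.1 pos [257.4 569.  221.9] yaw 65.66 tilt z [-5.0e-04 -1.4e-03 -1.0e+00] F [0.3 0.6 1.5] w 87.7
rel tx ty tz [-653.1 -503.6   42.7] roll -0.4038 j [-1.21  0.41 -0.01  1.6   0.01  1.13 -0.08]
```

```bash
python3 -m crank '[{"tx":-48,"ty":-37,"tz":0,"roll":0},{"tx":-96,"ty":-74,"tz":0,"roll":0},{"tx":-144,"ty":-111,"tz":0,"roll":-0.1},{"tx":-192,"ty":-148,"tz":0,"roll":-0.2},{"tx":-240,"ty":-185,"tz":0,"roll":-0.3}]' 87 && python3 go.py 645 -159 180 88.8
```

```text
time: 0.72
ee_pos: [400.6, 300.0, 222.5]
tcp_rot: [-0.191, -3.136, 0.0]
ft_force: [1.5, 1.3, 0.1]
gripper_width: 0.992
t 0.72 pos [400.6 300.  222.5] yaw 83.04 tilt z [-1.e-04 -1.e-04 -1.e+00] F [1.5 1.3 0.1] w 87.1
rel tx ty tz [-298.2 -426.    42.6] roll -0.1005 j [-0.79  0.2   0.06  1.9  -0.01  1.05  0.72]
```

```bash
python3 -m crank '[{"tx":-34,"ty":-49,"tz":0,"roll":-0.05},{"tx":-68,"ty":-98,"tz":0,"roll":-0.1},{"tx":-102,"ty":-147,"tz":0,"roll":-0.1},{"tx":-136,"ty":-196,"tz":0,"roll":-0.1},{"tx":-170,"ty":-245,"tz":0,"roll":-0.1}]' && python3 -m crank '[{"tx":-32,"ty":-45,"tz":0},{"tx":-64,"ty":-90,"tz":5},{"tx":-96,"ty":-135,"tz":10},{"tx":-126,"ty":-180,"tz":10},{"tx":-126,"ty":-180,"tz":10}]' && python3 go.py 645 -159 160 88.8
```

```text
time: 1.35
ee_pos: [538.7, 36.0, 222.6]
tcp_rot: [-0.038, -3.141, -0.0]
ft_force: [0.0, 0.8, 1.4]
gripper_width: 0.988validation failed for argument at $[0]...
```

```bash
python3 - <<'E'
from h import *
d=grab("top","t1"); s=grab("side","s1")
a=np.hstack([cv2.resize(d["img"][90:210,220:330],(550,600)),]);cv2.imwrite("pics/t1.png",a[:,:,::-1])
crop(s,250,110,130,130,4.5,"s1")
E
```

```text
(no output)
```

View pics/s1.png

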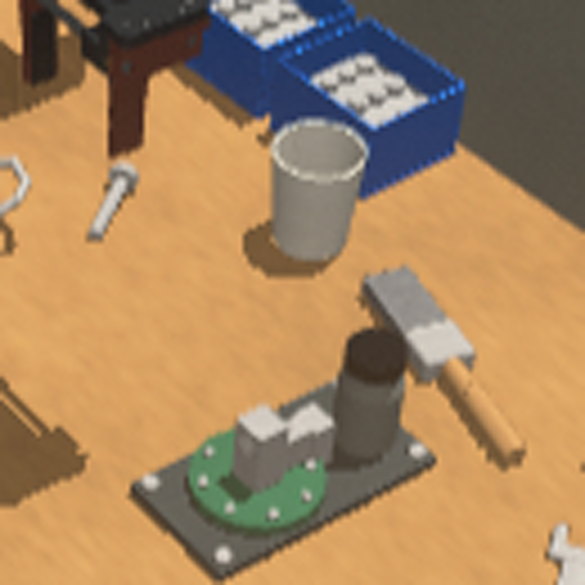

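View pics/t1.png

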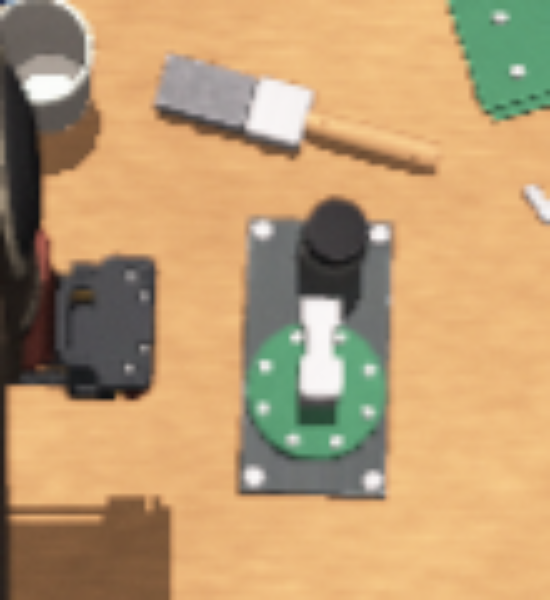

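```bash
python3 - <<'E'
from h import *
d=load("t1"); s=load("s1")
print(unproj(s,334.,187.6,z=95.), unproj(d,286.8,136.2,z=95.))
# base ellipse check
for dd in (d,s):
  for p in [(645,-159),(650,-160)]:
    print(p,proj(dd,np.array([[*p,95],[*p,10]],float)))
P=cloud(d); q=P[125:150,275:300].reshape(-1,3); q=q[q[:,2]>85]; print("top depth",len(q),q.mean(0),q.min(0),q.max(0))
P=cloud(s); q=P[175:220,315:345].reshape(-1,3); q=q[(q[:,2]>85)&(q[:,0]<690)&(q[:,0]>600)]; print("side depth",len(q),q.mean(0),q.min(0),q.max(0))
E
python3 go.py 645 -159 160 88.8
```

```text
[ 648.72792673 -166.99912467   95.        ] [ 647.29143199 -159.2865922    95.        ]
(645, -159) [[286.70886037 136.90578108]
 [284.91523646 143.30118783]]
(650, -160) [[287.02542935 135.36694142]
 [285.20986526 141.86968377]]
(645, -159) [[331.27422446 186.62671804]
 [328.35180412 206.47095353]]
(650, -160) [[332.73323932 186.1431969 ]
 [329.7552748  205.98590719]]
top depth 134 [ 648.89236196 -158.91941708   95.06730515] [ 628.99721673 -179.20070077   85.29768106] [ 668.18124227 -140.67955118   99.90232172]
side depth 121 [ 648.12472193 -164.49831587   91.91532248] [ 626.53415291 -184.31190873   85.89560121] [ 671.55910958 -139.70612496   99.38657466]
t 1.45 pos [540.   30.4 222.5] yaw 88.05 tilt z [ 0.001  -0.0032 -1.    ] F [ 1.  -0.7 -0.3] w 86.8
rel tx ty tz [-111.3 -185.5   63.3] roll -0.0131 j [-0.35  0.27  0.25  1.82 -0.07  1.07  1.46]
```

```bash
python3 -m crank '[{"tx":-30,"ty":-50,"tz":10,"roll":0},{"tx":-60,"ty":-100,"tz":20,"roll":0},{"tx":-90,"ty":-150,"tz":30,"roll":-0.01},{"tx":-114,"ty":-188,"tz":50,"roll":-0.01},{"tx":-114,"ty":-188,"tz":63,"roll":-0.01}]' && python3 go.py 648 -161 55 88.8
python3 - <<'E'
from h import *
d=grab("top","t2"); s=grab("side","s2")
crop(s,270,90,120,130,4.5,"s2")
crop(d,220,90,110,120,4.5,"t2")
E
```

```text
time: 2.08
ee_pos: [647.2, -156.6, 157.7]
tcp_rot: [-0.031, -3.14, 0.003]
ft_force: [-0.8, 0.4, 0.3]
gripper_width: 0.993
t 2.08 pos [ 647.2 -156.6  157.7] yaw 88.89 tilt z [-0.0019 -0.0016 -1.    ] F [-0.8  0.4  0.3] w 87.2
rel tx ty tz [ -1.   -4.2 102.7] roll 0.0015 j [-0.04  0.55  0.3   1.57 -0.17  1.05  1.86]
```

View pics/s2.png

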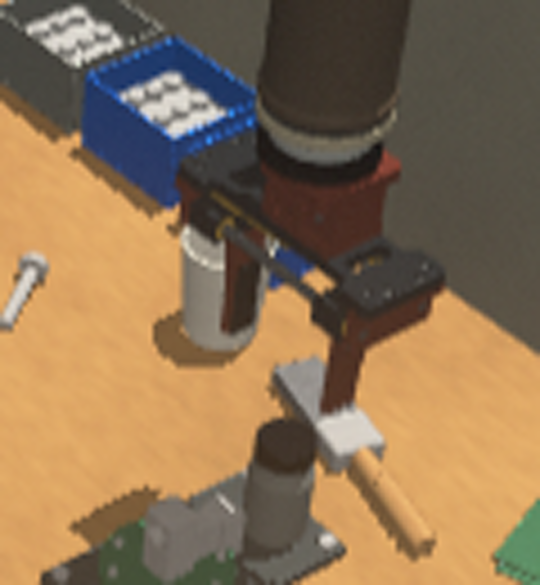

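```bash
python3 - <<'E'
from h import *
s=load("s2")
a=proj(s,np.array([[647.2,-156.6+50,157.7],[647.2,-156.6-50,157.7],[648,-161,95]],float))
print(a,(a-[270,90])*4.5)
E
```

```text
[[322.1974028  161.22274262]
 [345.4679837  179.47039869]
 [332.46529007 186.59340741]] [[234.88831259 320.50234181]
 [339.60592665 402.61679409]
 [281.09380533 434.67033336]]
```

```bash
python3 -m crank '[{"tx":0,"ty":-4,"tz":10,"roll":0},{"tx":0,"ty":-4,"tz":40,"roll":0},{"tx":0,"ty":-4,"tz":75,"roll":0},{"tx":0,"ty":-4,"tz":100,"roll":0},{"tx":0,"ty":-4,"tz":100,"roll":0}]' && python3 -m crank '[{"tx":0,"ty":0,"tz":0,"roll":0},{"tx":0,"ty":0,"tz":0,"roll":0},{"tx":0,"ty":0,"tz":0,"roll":0},{"tx":0,"ty":0,"tz":0,"roll":0},{"tx":0,"ty":0,"tz":0,"roll":0}]' 30 20; python3 go.py 560 10 48 88.8
```

```text
time: 2.8
ee_pos: [646.2, -155.4, 58.2]
tcp_rot: [-0.021, -3.139, -0.002]
ft_force: [-0.2, -0.0, 0.2]
gripper_width: 0.988
time: 3.42
ee_pos: [647.6, -157.4, 60.0]
tcp_rot: [0.024, 3.141, -0.001]
ft_force: [-1.2, -0.5, 2.1]
gripper_width: 0.511
t 3.42 pos [ 647.6 -157.4   60. ] yaw 89.14 tilt z [ 6.e-04 -4.e-04 -1.e+00] F [-1.2 -0.5  2.1] w 44.9
rel tx ty tz [ 90.1 166.1  11.9] roll 0.0059 j [-0.01  0.65  0.27  1.65 -0.21  0.87  1.89]
```

```bash
python3 -m crank '[{"tx":0,"ty":0,"tz":-10,"roll":0},{"tx":0,"ty":0,"tz":-30,"roll":0},{"tx":0,"ty":0,"tz":-60,"roll":0},{"tx":10,"ty":20,"tz":-80,"roll":0},{"tx":30,"ty":50,"tz":-80,"roll":0}]' && python3 -m crank '[{"tx":20,"ty":30,"tz":0,"roll":0},{"tx":40,"ty":70,"tz":0,"roll":0},{"tx":60,"ty":105,"tz":0,"roll":0},{"tx":60,"ty":116,"tz":0,"roll":0},{"tx":60,"ty":116,"tz":20,"roll":0}]'; python3 go.py 560 10 51 88.8
python3 - <<'E'
from h import *
s=grab("side","s3"); crop(s,230,90,160,130,4.5,"s3")
E
```

```text
time: 4.05
ee_pos: [619.7, -107.4, 143.0]
tcp_rot: [0.026, 3.136, -0.001]
ft_force: [0.2, 1.5, -1.6]
gripper_width: 0.512
time: 4.68
ee_pos: [562.0, 11.4, 122.0]
tcp_rot: [0.02, 3.136, 0.002]
ft_force: [-0.0, -1.6, -1.5]
gripper_width: 0.512
t 4.67 pos [562.   11.4 122. ] yaw 89.26 tilt z [ 5.1e-03  9.0e-04 -1.0e+00] F [-0.  -1.6 -1.5] w 45.0
rel tx ty tz [ 2.4 -1.5 71. ] roll 0.008 j [-0.31  0.42  0.27  1.88 -0.14  0.86  1.58]
```

View pics/s3.png

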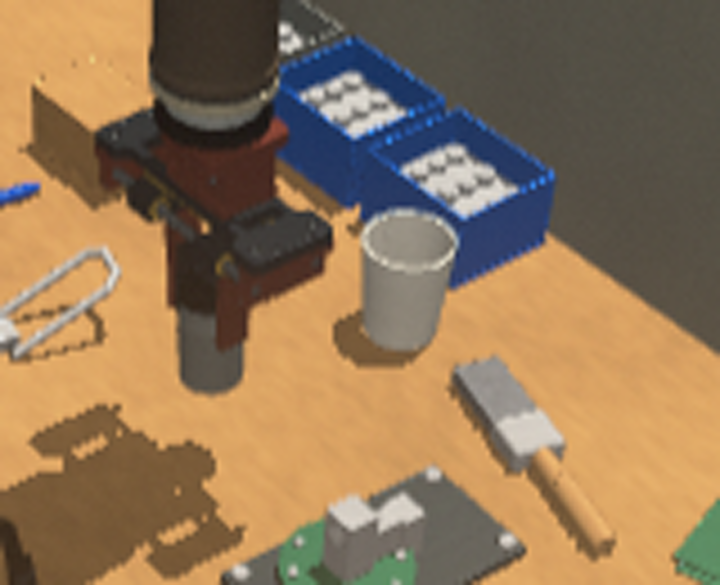

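```bash
python3 -m crank '[{"tx":0,"ty":0,"tz":25,"roll":0},{"tx":0,"ty":0,"tz":50,"roll":0},{"tx":0,"ty":0,"tz":64,"roll":0},{"tx":0,"ty":0,"tz":66,"roll":0},{"tx":0,"ty":0,"tz":66,"roll":0}]' && python3 -m crank '[{"tx":0,"ty":0,"tz":1.5,"roll":0},{"tx":0,"ty":0,"tz":3,"roll":0},{"tx":0,"ty":0,"tz":3,"roll":0}]'
```

```text
time: 5.35
ee_pos: [560.5, 10.0, 54.3]
tcp_rot: [0.024, 3.141, 0.0]
ft_force: [0.8, -0.7, -2.1]
gripper_width: 0.51
time: 5.72
ee_pos: [560.0, 10.3, 50.8]
tcp_rot: [0.023, 3.141, 0.0]
ft_force: [-0.1, -1.4, -1.0]
gripper_width: 0.508
```

```bash
python3 -m crank '[{"tx":0,"ty":0,"tz":1,"roll":0},{"tx":0,"ty":0,"tz":1,"roll":0}]'; python3 -m crank '[{"tx":0,"ty":0,"tz":1,"roll":0},{"tx":0,"ty":0,"tz":1,"roll":0}]'
```

```text
time: 5.98
ee_pos: [560.2, 10.3, 49.9]
tcp_rot: [0.023, 3.141, 0.0]
ft_force: [-0.3, -1.0, 1.6]
gripper_width: 0.515
time: 6.22
ee_pos: [560.9, 10.1, 49.8]
tcp_rot: [0.024, 3.139, 0.0]
ft_force: [-1.8, -1.0, 9.2]
gripper_width: 0.511
```

Contact. Release and lift, then go to the linchpin.

```bash
python3 -m crank '[{"tx":0,"ty":0,"tz":-0.8,"roll":0},{"tx":0,"ty":0,"tz":-0.8,"roll":0},{"tx":0,"ty":0,"tz":-0.8,"roll":0},{"tx":0,"ty":0,"tz":-0.8,"roll":0},{"tx":0,"ty":0,"tz":-0.8,"roll":0}]' 80 && python3 -m crank '[{"tx":0,"ty":0,"tz":-20,"roll":0},{"tx":0,"ty":0,"tz":-60,"roll":0},{"tx":0,"ty":0,"tz":-100,"roll":0},{"tx":0,"ty":0,"tz":-120,"roll":0},{"tx":0,"ty":0,"tz":-120,"roll":0}]'
python3 go.py 493.5 201 150 76
```

```text
time: 6.85
ee_pos: [559.9, 10.3, 49.3]
tcp_rot: [-0.023, -3.141, -0.0]
ft_force: [-0.2, -0.2, -0.6]
gripper_width: 0.911
time: 7.48
ee_pos: [560.9, 10.3, 170.9]
tcp_rot: [0.023, 3.138, 0.001]
ft_force: [0.6, -0.7, -0.7]
gripper_width: 0.91
t 7.47 pos [560.9  10.3 170.9] yaw 89.15 tilt z [ 3.2e-03  6.0e-04 -1.0e+00] F [ 0.6 -0.7 -0.7] w 79.9
rel tx ty tz [ 70.2 189.7  20.8] roll 0.2295 j [-0.33  0.36  0.28  1.83 -0.12  0.97  1.56]
```

```bash
python3 -m crank '[{"tx":17,"ty":47,"tz":5,"roll":0.06},{"tx":35,"ty":94,"tz":10,"roll":0.12},{"tx":52,"ty":141,"tz":15,"roll":0.18},{"tx":70,"ty":189,"tz":20,"roll":0.23},{"tx":70,"ty":190,"tz":21,"roll":0.23}]' 40 && python3 -m crank '[{"tx":0,"ty":0,"tz":0,"roll":0}]'
python3 go.py 493.5 201 150 76
python3 - <<'E'
from h import *
s=grab("side","s4"); crop(s,200,80,150,130,4.5,"s4")
d=grab("top","t4"); crop(d,150,100,150,120,4.5,"t4")
for dd,n in((s,"side"),(d,"top")):
    P=cloud(dd); q=P.reshape(-1,3)
    m=(abs(q[:,0]-560)<35)&(abs(q[:,1]-10)<35)&(q[:,2]>76)&(q[:,2]<95); k=q[m]; print(n,len(k),k.mean(0),k.min(0),k.max(0))
    print(proj(dd,np.array([[560.2,10.3,85]])),proj(dd,np.array([[560.2,10.3,0]])))
E
```

```text
time: 8.1
ee_pos: [490.0, 205.4, 146.5]
tcp_rot: [-0.373, -3.116, 0.0]
ft_force: [0.2, 0.0, -0.2]
gripper_width: 0.456
time: 8.22
ee_pos: [492.3, 200.6, 147.4]
tcp_rot: [-0.382, -3.117, 0.002]
ft_force: [0.4, -1.0, 0.3]
gripper_width: 0.456
t 8.22 pos [492.3 200.6 147.4] yaw 76.02 tilt z [-0.0013 -0.0014 -1.    ] F [ 0.4 -1.   0.3] w 40.1
rel tx ty tz [-1.1  0.6 -2.6] roll 0.0004 j [-0.68  0.34  0.25  1.92 -0.11  0.9   0.95]
side 100 [560.41799248   2.26234639  82.33392964] [540.98663679 -16.78017104  76.15452492] [582.65184473  26.30340963  88.88053934]
[[274.57090244 170.07328953]] [[273.95700197 189.69273734]]
top 137 [561.37690972   8.17044896  85.40016617] [541.93150638 -10.95149383  76.26804291] [580.8108231   27.35943073  91.91905303]
[[233.33808501 163.38192226]] [[235.34085027 167.88218774]]
```

View pics/s4.png

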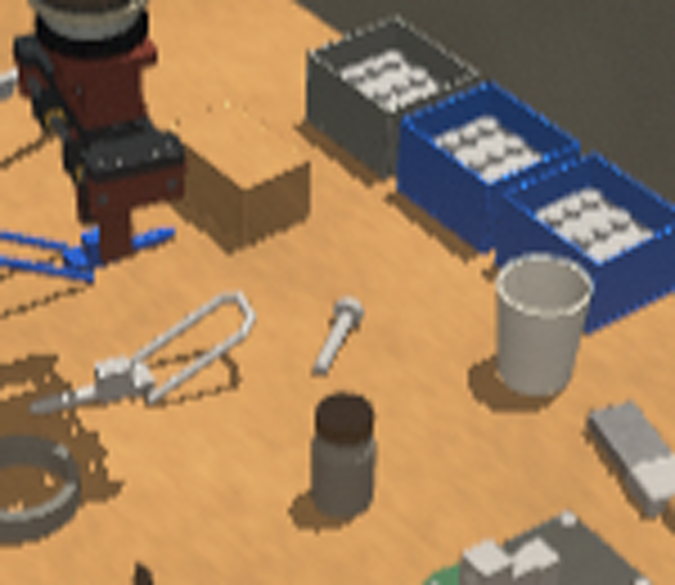

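View pics/t4.png

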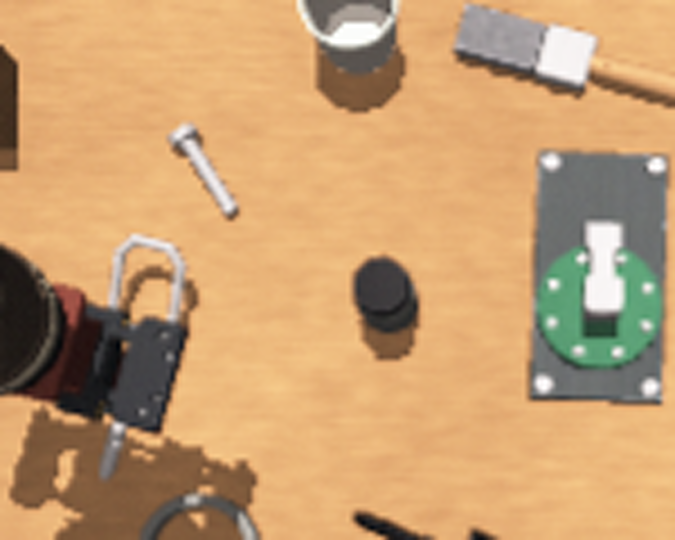

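```bash
python3 - <<'E'
from fit import *
for n,roi in(("t4",(224,150,246,186)),("s4",(262,160,290,202))):
    dd=load(n); u0,v0,u1,v1=roi; im=dd["img"][v0:v1,u0:u1]; hsv=cv2.cvtColor(im,cv2.COLOR_RGB2HSV).astype(int)
    m=((hsv[...,1]<115)|(hsv[...,2]<62)).astype(float)
    cv2.imwrite(f"pics/j_{n}.png",cv2.resize((m*255).astype(np.uint8),None,fx=8,fy=8,interpolation=cv2.INTER_NEAREST))
    cost=lambda p:np.abs(render(dd,place(jar_parts(),p[0],p[1],0,0),roi=roi)-m).sum()
    q=np.array([560,8.]); r=minimize(cost,q,method="Nelder-Mead",options=dict(initial_simplex=[q,q+[6,0],q+[0,6]]))
    print(n,r.x,r.fun,m.sum())
E
python3 -c "
import cv2,numpy as np
a=cv2.imread('pics/j_t4.png');b=cv2.imread('pics/j_s4.png')
c=np.zeros((360,420,3),np.uint8);c[:a.shape[0],:a.shape[1]]=a;c[:b.shape[0],a.shape[1]:a.shape[1]+b.shape[1]]=b;cv2.imwrite('pics/j.png',c)"
```

```text
t4 [559.98962928   5.73529604] 34.20392156862745 190.0
s4 [561.5177412    3.69391441] 81.0156862745098 344.0
```

View pics/j.png

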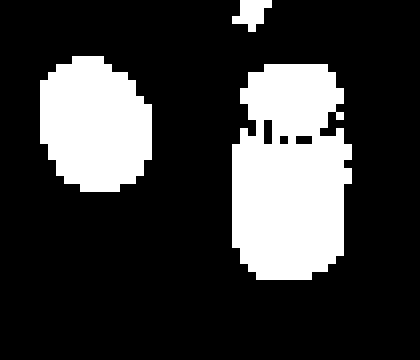

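```bash
python3 - <<'E'
from fit import *
s=load("s4");d=load("t4")
c=np.array([492.3,200.6,147.4]); ty=np.array([.242,.970,0]); tx=np.array([-.970,.242,0])
q=[]
for a in(-10,10):
  for b in(-20,-33.5):
    q.append(c+a*tx+b*ty)
    q.append(q[-1]+[0,0,19])
im=cv2.imread("pics/s4.png")
for p in (proj(s,np.array(q))-[199.5,79.5])*4.5-.5: cv2.circle(im,tuple(p.round().astype(int)),2,(0,255,0),-1)
cv2.imwrite("pics/s4b.png",cv2.resize(im[120:340,20:240],None,fx=2.7,fy=2.7))
E
```

```text
(no output)
```

View pics/s4b.png

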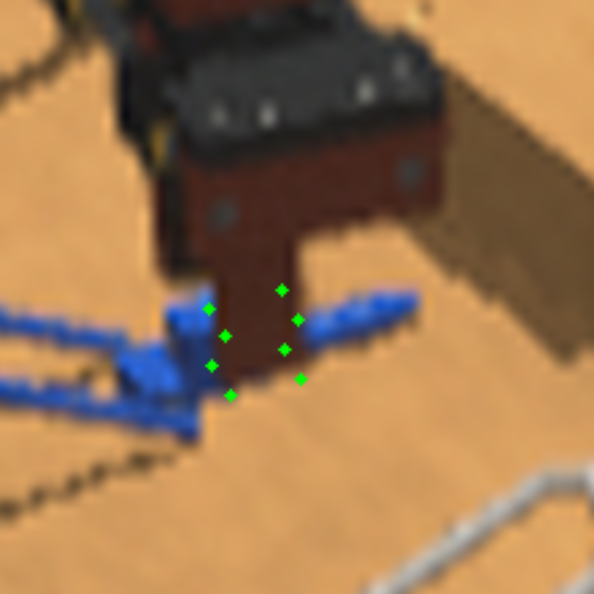

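```bash
python3 -m crank '[{"tx":-1,"ty":1,"tz":40,"roll":0},{"tx":-1,"ty":1,"tz":80,"roll":0},{"tx":-1,"ty":1,"tz":105,"roll":0},{"tx":-1,"ty":1,"tz":112,"roll":0},{"tx":-1,"ty":1,"tz":112,"roll":0}]'
python3 go.py 493.5 202 5 76
python3 - <<'E'
from h import *
s=grab("side","s5"); crop(s,195,120,80,70,8,"s5")
E
```

```text
time: 8.95
ee_pos: [494.4, 201.2, 36.6]
tcp_rot: [0.386, 3.118, -0.0]
ft_force: [0.1, 0.9, -0.2]
gripper_width: 0.455
t 8.95 pos [494.4 201.2  36.6] yaw 75.89 tilt z [ 0.e+00 -3.e-04 -1.e+00] F [ 0.1  0.9 -0.2] w 39.9
rel tx ty tz [ 1.1  0.6 31.6] roll -0.0019 j [-0.64  0.5   0.21  2.   -0.17  0.66  1.  ]
```

View pics/s5.png

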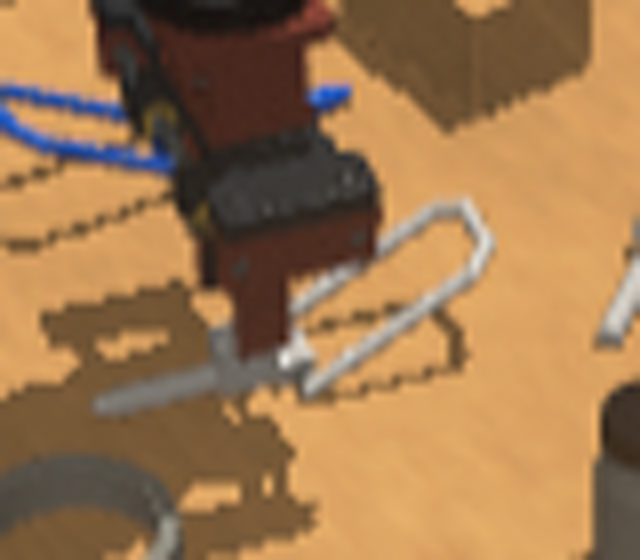

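```bash
python3 -m crank '[{"tx":0,"ty":0,"tz":15,"roll":0},{"tx":0,"ty":0,"tz":26,"roll":0},{"tx":0,"ty":0,"tz":30,"roll":0},{"tx":0,"ty":0,"tz":31,"roll":0},{"tx":0,"ty":0,"tz":31,"roll":0}]'
python3 go.py 493.5 202 5 76
python3 - <<'E'
from h import *
s=grab("side","s6"); crop(s,195,120,80,70,8,"s6")
E
```

```text
time: 9.62
ee_pos: [494.1, 202.1, 5.5]
tcp_rot: [0.384, 3.118, 0.0]
ft_force: [0.9, -0.5, 0.5]
gripper_width: 0.449
t 9.62 pos [494.1 202.1   5.5] yaw 75.97 tilt z [ 1.e-04  1.e-04 -1.e+00] F [ 0.9 -0.5  0.5] w 39.4
rel tx ty tz [ 0.5 -0.2  0.5] roll -0.0005 j [-0.63  0.55  0.2   2.01 -0.18  0.59  1.02]
```

View pics/s6.png

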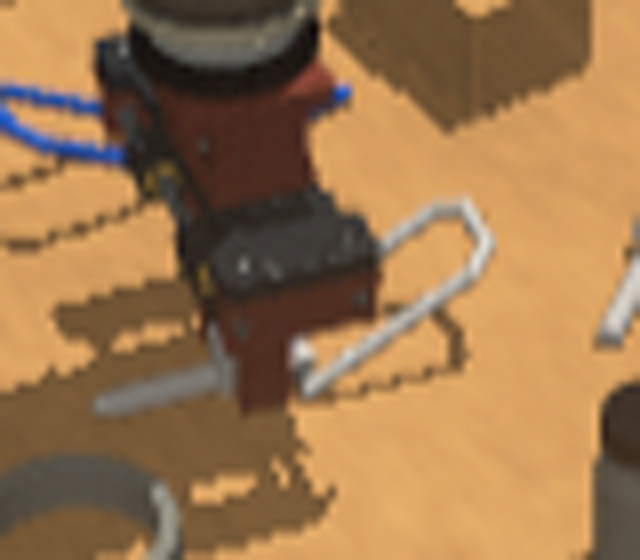

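```bash
python3 -m crank '[{"tx":0,"ty":0,"tz":0,"roll":0},{"tx":0,"ty":0,"tz":0,"roll":0},{"tx":0,"ty":0,"tz":0,"roll":0},{"tx":0,"ty":0,"tz":0,"roll":0},{"tx":0,"ty":0,"tz":0,"roll":0}]' 5 40
python3 go.py 493.5 202 5 76
python3 - <<'E'
from h import *
s=grab("side","s7"); crop(s,195,120,80,70,8,"s7")
E
```

```text
time: 10.3
ee_pos: [494.0, 202.2, 5.6]
tcp_rot: [0.383, 3.118, 0.0]
ft_force: [-0.6, 1.5, 2.1]
gripper_width: 0.181
t 10.3 pos [494.  202.2   5.6] yaw 75.98 tilt z [ 2.e-04  3.e-04 -1.e+00] F [-0.6  1.5  2.1] w 15.9
rel tx ty tz [ 0.5 -0.3  0.6] roll -0.0004 j [-0.63  0.55  0.2   2.01 -0.18  0.59  1.02]
```

View pics/s7.png

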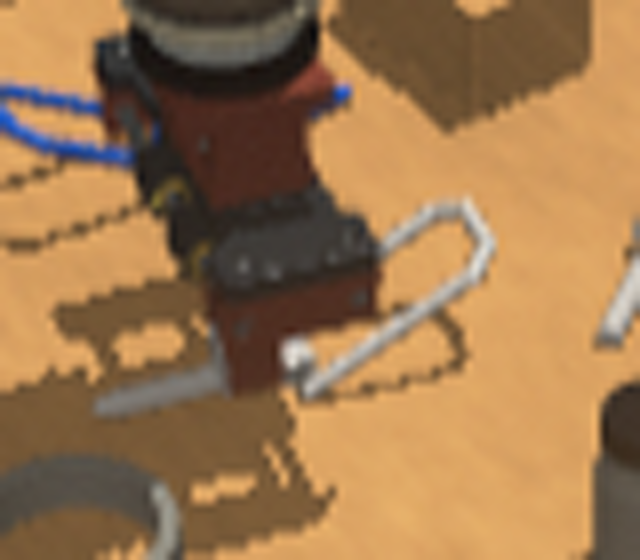

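```bash
python3 -m crank '[{"tx":0,"ty":0,"tz":-10,"roll":0},{"tx":0,"ty":0,"tz":-35,"roll":0},{"tx":0,"ty":0,"tz":-70,"roll":0},{"tx":0,"ty":0,"tz":-105,"roll":0},{"tx":0,"ty":0,"tz":-130,"roll":0}]'; python3 -m crank '[{"tx":0,"ty":0,"tz":-12,"roll":0},{"tx":0,"ty":0,"tz":-12,"roll":0}]'
python3 go.py 665.5 -154 140 88.65
python3 - <<'E'
from h import *
s=grab("side","s8"); crop(s,180,80,120,100,6,"s8")
E
```

```text
time: 10.98
ee_pos: [494.0, 201.8, 137.3]
tcp_rot: [0.384, 3.117, 0.001]
ft_force: [0.3, 0.3, -1.7]
gripper_width: 0.179
time: 11.22
ee_pos: [494.0, 202.1, 147.8]
tcp_rot: [0.383, 3.117, 0.001]
ft_force: [-0.0, 0.3, -2.7]
gripper_width: 0.181
t 11.22 pos [494.  202.1 147.8] yaw 75.98 tilt z [ 8.e-04  5.e-04 -1.e+00] F [-0.   0.3 -2.7] w 15.9
rel tx ty tz [-252.6 -303.9    7.8] roll -0.2212 j [-0.69  0.34  0.26  1.92 -0.11  0.9   0.95]
```

View pics/s8.png

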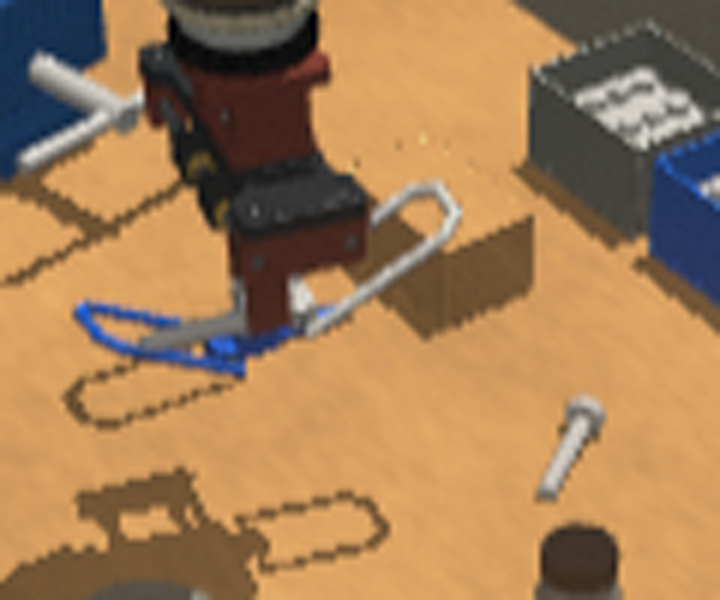

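```bash
python3 -m crank '[{"tx":-20,"ty":-25,"tz":0,"roll":-0.02},{"tx":-55,"ty":-66,"tz":0,"roll":-0.05},{"tx":-90,"ty":-108,"tz":0,"roll":-0.09},{"tx":-125,"ty":-150,"tz":0,"roll":-0.13},{"tx":-155,"ty":-186,"tz":0,"roll":-0.17}]'; python3 go.py 665.5 -154 140 88.65
```

```text
time: 11.9
ee_pos: [599.0, -18.2, 145.7]
tcp_rot: [-0.117, -3.137, 0.001]
ft_force: [-0.8, 0.5, -1.1]
gripper_width: 0.18
t 11.9 pos [599.  -18.2 145.7] yaw 85.75 tilt z [-2.5e-03 -6.0e-04 -1.0e+00] F [-0.8  0.5 -1.1] w 15.8
rel tx ty tz [ -76.4 -130.5    5.6] roll -0.0507 j [-0.26  0.45  0.29  1.76 -0.15  0.96  1.58]
```

```bash
python3 -m crank '[{"tx":-22,"ty":-38,"tz":0,"roll":-0.02},{"tx":-45,"ty":-77,"tz":0,"roll":-0.04},{"tx":-65,"ty":-112,"tz":0,"roll":-0.051},{"tx":-76,"ty":-130,"tz":5,"roll":-0.051},{"tx":-76,"ty":-130,"tz":5,"roll":-0.051}]'; python3 -m crank '[{"tx":0,"ty":0,"tz":0,"roll":0},{"tx":0,"ty":0,"tz":0,"roll":0}]';python3 go.py 665.5 -154 55.5 88.65
python3 - <<'E'
from h import *
s=grab("side","s9"); crop(s,260,90,130,130,4.6,"s9")
d=grab("top","t9"); crop(d,240,90,90,110,5.4,"t9")
E
```

```text
time: 12.52
ee_pos: [664.4, -152.4, 140.3]
tcp_rot: [-0.041, -3.138, 0.0]
ft_force: [0.1, 0.4, -1.9]
gripper_width: 0.175
time: 12.78
ee_pos: [665.2, -149.2, 142.4]
tcp_rot: [-0.034, -3.141, -0.002]
ft_force: [-0.3, -0.3, -2.3]
gripper_width: 0.179
t 12.78 pos [ 665.2 -149.2  142.4] yaw 88.76 tilt z [-2.e-04  1.e-03 -1.e+00] F [-0.3 -0.3 -2.3] w 15.7
rel tx ty tz [-0.4 -4.9 86.9] roll 0.0019 j [-0.04  0.59  0.29  1.54 -0.19  1.04  1.85]
```

View pics/s9.png

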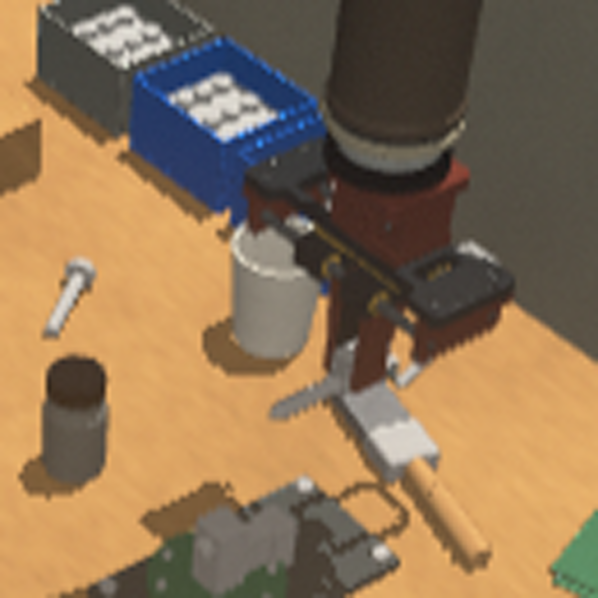

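View pics/t9.png

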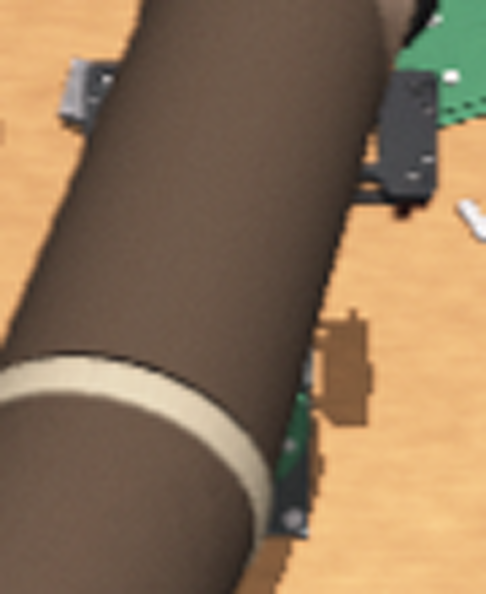

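```bash
python3 -m crank '[{"tx":0,"ty":-2,"tz":20,"roll":0},{"tx":0,"ty":-3,"tz":45,"roll":0},{"tx":0,"ty":-3,"tz":65,"roll":0},{"tx":0,"ty":-3,"tz":72,"roll":0},{"tx":0,"ty":-3,"tz":72,"roll":0}]'; python3 -m crank '[{"tx":0,"ty":0,"tz":0,"roll":0},{"tx":0,"ty":0,"tz":0,"roll":0}]';python3 go.py 665.5 -154 55.5 88.65
python3 - <<'E'
from h import *
s=grab("side","s10"); crop(s,275,120,105,110,5.4,"s10")
E
```

```text
time: 13.5
ee_pos: [665.1, -154.3, 69.8]
tcp_rot: [-0.037, -3.14, -0.0]
ft_force: [-0.1, 1.2, -2.8]
gripper_width: 0.179
time: 13.75
ee_pos: [665.8, -154.4, 71.3]
tcp_rot: [0.037, 3.14, -0.0]
ft_force: [0.3, -0.5, -2.2]
gripper_width: 0.182
t 13.75 pos [ 665.8 -154.4   71.3] yaw 88.64 tilt z [ 1.4e-03 -1.0e-04 -1.0e+00] F [ 0.3 -0.5 -2.2] w 16.0
rel tx ty tz [ 0.3  0.4 15.8] roll -0.0002 j [-0.02  0.66  0.27  1.59 -0.21  0.91  1.87]
```

View pics/s10.png

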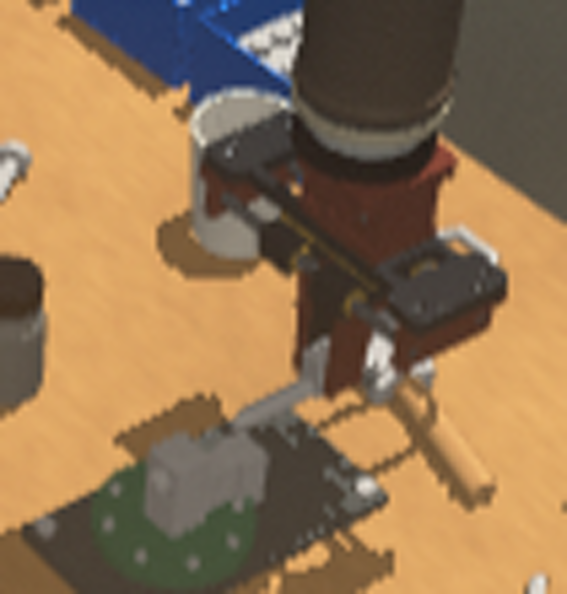

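```bash
cat > fx.py <<'E'
from fit import *
def fixfit(n,roi,q=(560,-151.5,3.118)):
    dd=load(n); u0,v0,u1,v1=roi; im=dd["img"][v0:v1,u0:u1]; hsv=cv2.cvtColor(im,cv2.COLOR_RGB2HSV).astype(int)
    wood=(hsv[...,0]<20)&(hsv[...,1]>95)&(hsv[...,2]>60)
    m=(~wood).astype(np.uint8)
    nn,lab,st,_=cv2.connectedComponentsWithStats(m); m=(lab==1+st[1:,4].argmax()).astype(float)
    green=((hsv[...,0]>45)&(hsv[...,0]<95)&(hsv[...,1]>60))
    cost=lambda p:np.abs(render(dd,place(fix_parts()+steel_parts(),p[0],p[1],0,p[2]),roi=roi)-m).sum()
    q=np.array(q); r=minimize(cost,q,method="Nelder-Mead",options=dict(initial_simplex=[q,q+[6,0,0],q+[0,6,0],q+[0,0,.06]]))
    return r.x,r.fun,m.sum(),m
def overlay(n,parts,roi,S,name):
    dd=load(n);u0,v0,u1,v1=roi
    im=cv2.resize(np.ascontiguousarray(dd["img"][v0:v1,u0:u1,::-1]),None,fx=S,fy=S,interpolation=cv2.INTER_CUBIC)
    for q in parts:
        h=cv2.convexHull((((proj(dd,q)-[u0-.5,v0-.5])*S)-.5).astype(np.float32)).astype(int)
        cv2.polylines(im,[h],True,(0,0,255),1)
    cv2.imwrite(f"pics/{name}.png",im)
E
python3 - <<'E'
from fx import *
for n,roi in(("t4",(260,128,305,195)),("s7",(272,180,356,245))):
    x,f,a,m=fixfit(n,roi); print(n,x,f,a)
    overlay(n,place(fix_parts()+steel_parts(),x[0],x[1],0,x[2]),roi,8,"fx_"+n)
d=load("t4"); P=cloud(d)
print("cup",unproj(d,150+350/4.5,100+20/4.5,z=85.))
E
```

```text
t4 [ 559.6680021  -151.35285385    3.11821011] 50.90196078431372 1618.0
s7 [ 562.43296517 -151.90578814    3.11098953] 95.92156862745098 1533.0
cup [753.15350504  31.20298173  85.        ]
```

View pics/fx_t4.png

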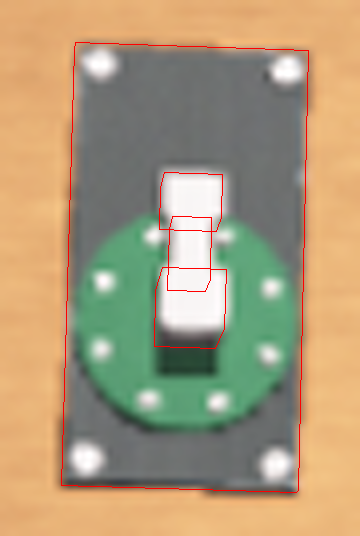

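View pics/fx_s7.png

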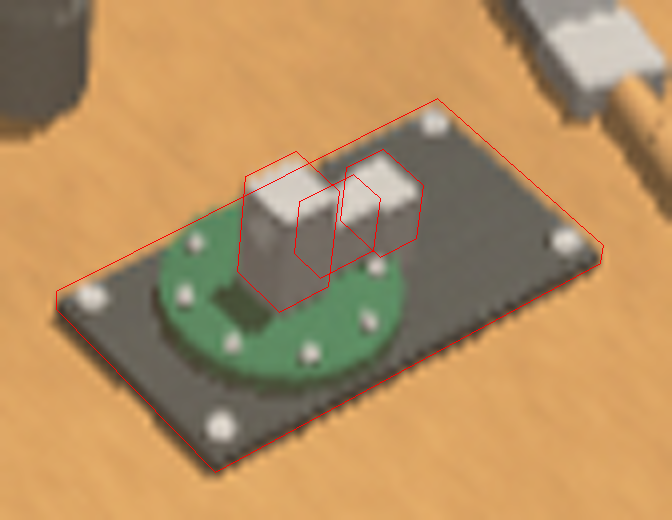

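```bash
python3 - <<'E'
from fx import *
yaw=3.118
xd=np.array([np.cos(yaw),np.sin(yaw)])
o=np.array([665.8,-154.4])+13.3*xd
parts=place(pin_parts(0),o[0],o[1],71.7,yaw)+place(fix_parts()+steel_parts(),560.5,-151.5,0,3.118)
overlay("s10",parts,(280,170,356,240),10,"ov10")
E
```

```text
(no output)
```

View pics/ov10.png

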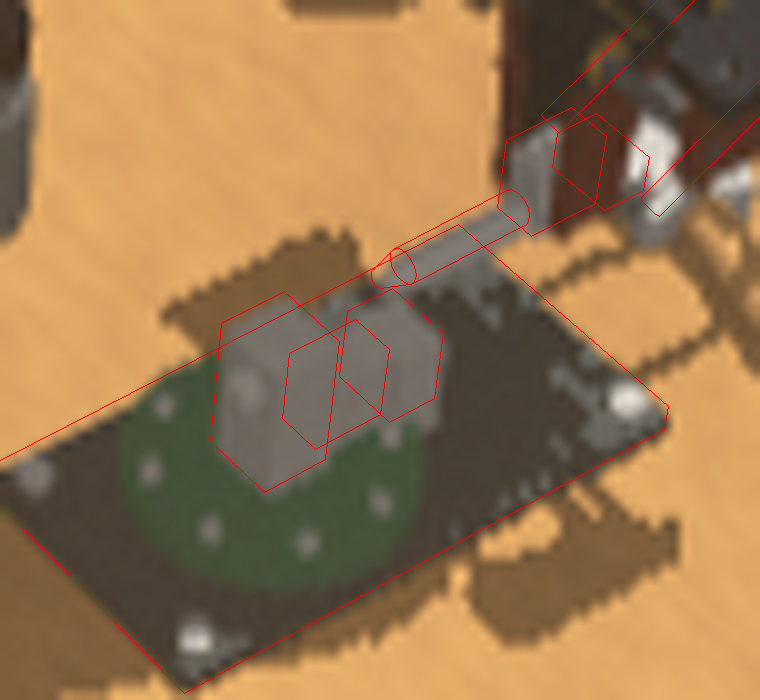

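```bash
python3 -m crank '[{"tx":0,"ty":0.5,"tz":6,"roll":0},{"tx":0,"ty":0.5,"tz":12,"roll":0},{"tx":0,"ty":0.5,"tz":16.5,"roll":0},{"tx":0,"ty":0.5,"tz":16.5,"roll":0},{"tx":0,"ty":0.5,"tz":16.5,"roll":0}]';python3 go.py 665.5 -154 54.6 88.65
python3 - <<'E'
from h import *
s=grab("side","s11"); crop(s,280,170,76,70,10,"s11")
E
```

```text
time: 14.42
ee_pos: [665.3, -153.9, 53.9]
tcp_rot: [-0.038, -3.141, 0.0]
ft_force: [0.2, 0.7, -2.5]
gripper_width: 0.18
t 14.43 pos [ 665.3 -153.9   53.9] yaw 88.63 tilt z [-1.e-04 -0.e+00 -1.e+00] F [ 0.2  0.7 -2.5] w 15.8
rel tx ty tz [-0.3 -0.1 -0.7] roll -0.0003 j [-0.02  0.68  0.27  1.6  -0.22  0.88  1.87]
```

View pics/s11.png

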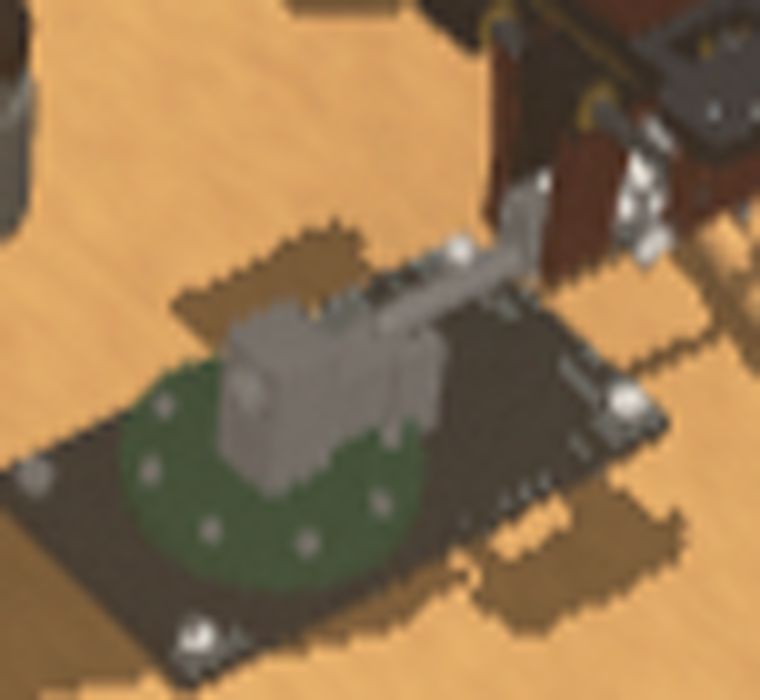

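```bash
python3 -m crank '[{"tx":8,"ty":0,"tz":-0.5,"roll":0},{"tx":16,"ty":0,"tz":-0.5,"roll":0},{"tx":24,"ty":0,"tz":-0.5,"roll":0},{"tx":30,"ty":0,"tz":-0.5,"roll":0},{"tx":34,"ty":0,"tz":-0.5,"roll":0}]';python3 go.py 585.5 -152 54.6 88.65
```

```text
time: 15.1
ee_pos: [630.9, -153.0, 54.6]
tcp_rot: [0.038, 3.141, 0.0]
ft_force: [-0.1, 0.0, -1.8]
gripper_width: 0.18
t 15.1 pos [ 630.9 -153.    54.6] yaw 88.63 tilt z [ 1.e-04  0.e+00 -1.e+00] F [-0.1  0.  -1.8] w 15.8
rel tx ty tz [45.4 -0.  -0. ] roll -0.0003 j [-0.02  0.64  0.27  1.7  -0.21  0.84  1.88]
```

```bash
python3 -m crank '[{"tx":5,"ty":0,"tz":0,"roll":0},{"tx":9,"ty":0,"tz":0,"roll":0},{"tx":12,"ty":0,"tz":0,"roll":0},{"tx":15,"ty":0,"tz":0,"roll":0},{"tx":15,"ty":0,"tz":0,"roll":0}]';python3 go.py 585.5 -152 54.6 88.65
python3 - <<'E'
from h import *
s=grab("side","s12"); crop(s,280,170,76,70,10,"s12")
E
```

```text
time: 15.72
ee_pos: [616.1, -152.7, 54.4]
tcp_rot: [-0.038, -3.141, -0.0]
ft_force: [0.4, -0.5, -3.1]
gripper_width: 0.18
t 15.72 pos [ 616.1 -152.7   54.4] yaw 88.63 tilt z [-1.e-04  0.e+00 -1.e+00] F [ 0.4 -0.5 -3.1] w 15.8
rel tx ty tz [30.6 -0.  -0.2] roll -0.0004 j [-0.02  0.62  0.27  1.73 -0.21  0.82  1.89]
```

View pics/s12.png

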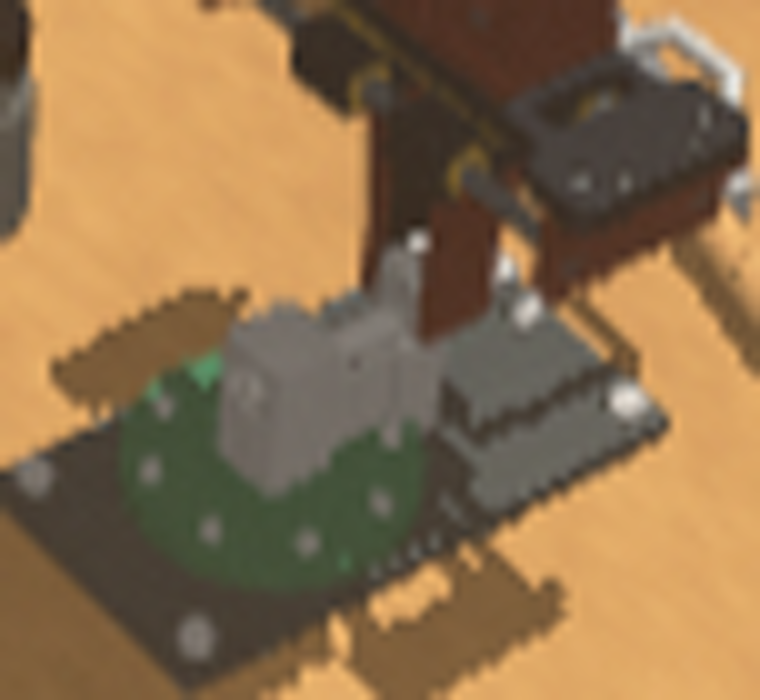

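```bash
python3 -m crank '[{"tx":6,"ty":0,"tz":0,"roll":0},{"tx":12,"ty":0,"tz":0,"roll":0},{"tx":18,"ty":0,"tz":0,"roll":0},{"tx":22,"ty":0,"tz":0,"roll":0},{"tx":25,"ty":0,"tz":0,"roll":0}]';python3 -m crank '[{"tx":1,"ty":0,"tz":0,"roll":0},{"tx":1,"ty":0,"tz":0,"roll":0}]'; python3 go.py 585.5 -152 54.6 88.65
```

```text
time: 16.4
ee_pos: [591.1, -152.1, 54.5]
tcp_rot: [0.037, 3.141, 0.0]
ft_force: [-0.2, -0.2, -2.2]
gripper_width: 0.183
time: 16.65
ee_pos: [590.4, -152.0, 54.5]
tcp_rot: [0.037, 3.141, 0.0]
ft_force: [0.2, -1.2, -2.5]
gripper_width: 0.18
t 16.65 pos [ 590.4 -152.    54.5] yaw 88.64 tilt z [ 1.e-04  0.e+00 -1.e+00] F [ 0.2 -1.2 -2.5] w 15.8
rel tx ty tz [ 4.9 -0.1 -0.1] roll -0.0002 j [-0.02  0.58  0.27  1.8  -0.2   0.79  1.9 ]
```

```bash
python3 -m crank '[{"tx":1,"ty":0,"tz":0,"roll":0},{"tx":2,"ty":0,"tz":0,"roll":0},{"tx":2,"ty":0,"tz":0,"roll":0}]';python3 -m crank '[{"tx":1,"ty":0,"tz":0,"roll":0},{"tx":1,"ty":0,"tz":0,"roll":0}]'; python3 go.py 585.5 -152 54.6 88.65
```

```text
time: 17.02
ee_pos: [588.2, -152.0, 54.4]
tcp_rot: [-0.037, -3.141, 0.0]
ft_force: [0.3, 0.5, -2.3]
gripper_width: 0.181
time: 17.27
ee_pos: [587.2, -152.0, 54.4]
tcp_rot: [-0.038, -3.141, -0.0]
ft_force: [0.5, 0.7, -2.1]
gripper_width: 0.179
t 17.27 pos [ 587.2 -152.    54.4] yaw 88.63 tilt z [-1.e-04  0.e+00 -1.e+00] F [ 0.5  0.7 -2.1] w 15.7
rel tx ty tz [ 1.7 -0.  -0.2] roll -0.0004 j [-0.02  0.58  0.27  1.81 -0.2   0.78  1.9 ]
```

```bash
for i in 1; do python3 -m crank '[{"tx":1,"ty":0,"tz":0,"roll":0},{"tx":1,"ty":0,"tz":0,"roll":0}]'; python3 -m crank '[{"tx":1,"ty":0,"tz":0,"roll":0},{"tx":1,"ty":0,"tz":0,"roll":0}]'; python3 -m crank '[{"tx":0.7,"ty":0,"tz":0,"roll":0},{"tx":0.7,"ty":0,"tz":0,"roll":0}]'; done
python3 - <<'E'
from h import *
s=grab("side","s13"); crop(s,280,170,76,70,10,"s13")
E
```

```text
time: 17.52
ee_pos: [586.3, -152.0, 54.5]
tcp_rot: [0.037, 3.141, 0.0]
ft_force: [0.1, -0.2, -1.8]
gripper_width: 0.183
time: 17.77
ee_pos: [586.2, -151.9, 54.7]
tcp_rot: [0.037, 3.139, -0.0]
ft_force: [3.6, -1.1, -4.6]
gripper_width: 0.181
time: 18.02
ee_pos: [586.2, -151.9, 54.8]
tcp_rot: [0.037, 3.138, -0.001]
ft_force: [5.4, -0.4, -6.2]
gripper_width: 0.179
```

View pics/s13.png

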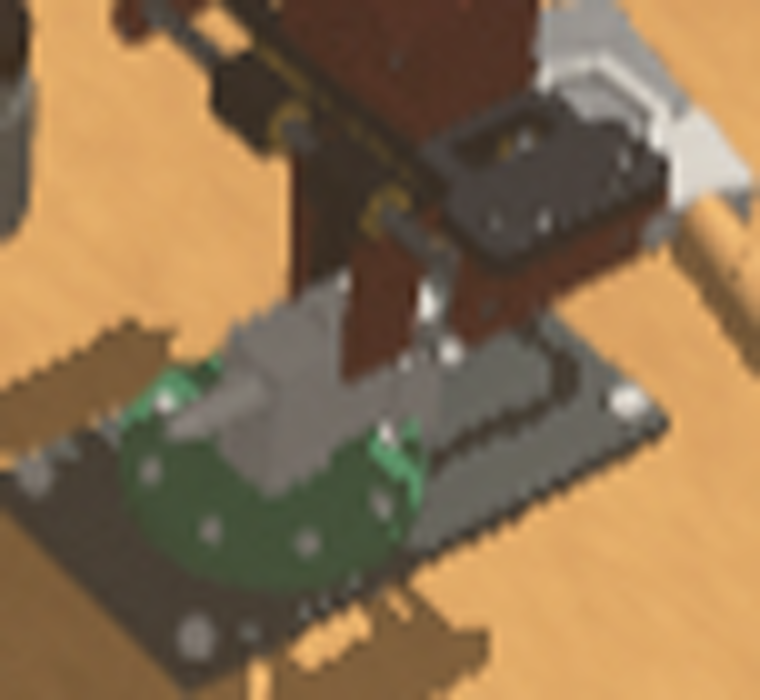

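```bash
python3 -m crank '[{"tx":-1,"ty":0,"tz":0.7,"roll":0},{"tx":-1,"ty":0,"tz":1.2,"roll":0},{"tx":-1,"ty":0,"tz":1.2,"roll":0}]';python3 -m crank '[{"tx":0,"ty":0,"tz":0.7,"roll":0},{"tx":0,"ty":0,"tz":0.7,"roll":0}]';
```

```text
time: 18.45
ee_pos: [586.3, -151.9, 53.6]
tcp_rot: [0.037, 3.14, -0.0]
ft_force: [4.7, 0.4, -1.4]
gripper_width: 0.181
time: 18.7
ee_pos: [586.2, -151.9, 53.1]
tcp_rot: [0.037, 3.14, -0.0]
ft_force: [4.4, 0.6, 4.2]
gripper_width: 0.182
```

```bash
python3 -m crank '[{"tx":0,"ty":0,"tz":-0.3,"roll":0},{"tx":0,"ty":0,"tz":-0.3,"roll":0},{"tx":0,"ty":0,"tz":-0.3,"roll":0},{"tx":0,"ty":0,"tz":-0.3,"roll":0}]' 32; python3 -m crank '[{"tx":0,"ty":0,"tz":-10,"roll":0},{"tx":0,"ty":0,"tz":-40,"roll":0},{"tx":0,"ty":0,"tz":-80,"roll":0},{"tx":0,"ty":0,"tz":-120,"roll":0},{"tx":0,"ty":0,"tz":-140,"roll":0}]'; python3 -m crank '[{"tx":-50,"ty":0,"tz":-10,"roll":0},{"tx":-100,"ty":0,"tz":-10,"roll":0},{"tx":-150,"ty":0,"tz":-10,"roll":0},{"tx":-150,"ty":0,"tz":-10,"roll":0}]' 0 20; python3 go.py 740 -155 180 88.65
python3 - <<'E'
from h import *
s=grab("side","s14"); crop(s,280,150,90,95,6.3,"s14")
d=grab("top","t14"); crop(d,245,100,75,100,6,"t14")
E
```

```text
time: 19.2
ee_pos: [585.2, -151.9, 52.6]
tcp_rot: [-0.037, -3.141, -0.0]
ft_force: [-0.1, 0.2, 0.8]
gripper_width: 0.361
time: 19.82
ee_pos: [586.5, -152.3, 196.1]
tcp_rot: [0.038, 3.138, -0.001]
ft_force: [0.6, -0.5, -0.9]
gripper_width: 0.362
time: 20.32
ee_pos: [737.6, -154.4, 201.1]
tcp_rot: [-0.034, -3.14, -0.0]
ft_force: [-0.2, 0.2, -0.1]
gripper_width: 0.003
t 20.32 pos [ 737.6 -154.4  201.1] yaw 88.75 tilt z [-0.0011  0.     -1.    ] F [-0.2  0.2 -0.1] w 0.2
rel tx ty tz [-2.4 -0.6 21.1] roll 0.0018 j [-0.03  0.67  0.31  1.26 -0.2   1.24  1.83]
```

View pics/s14.png

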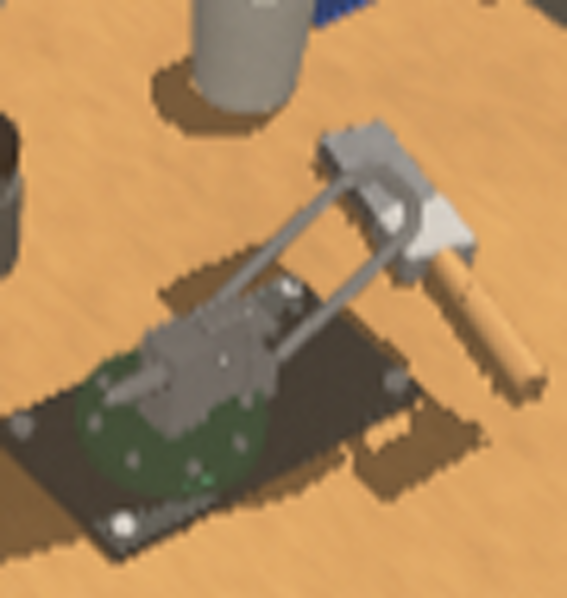

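View pics/t14.png

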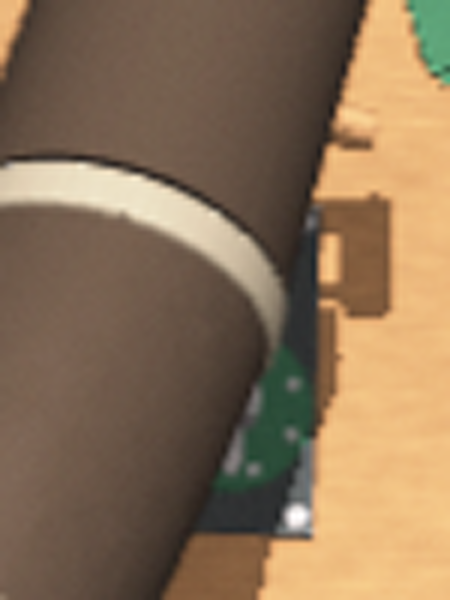

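```bash
python3 -m crank '[{"tx":0,"ty":0,"tz":30,"roll":0},{"tx":0,"ty":0,"tz":70,"roll":0},{"tx":0,"ty":0,"tz":105,"roll":0},{"tx":10,"ty":0,"tz":113,"roll":0},{"tx":18,"ty":0,"tz":113,"roll":0}]'; python3 -m crank '[{"tx":0,"ty":0,"tz":0,"roll":0},{"tx":0,"ty":0,"tz":0,"roll":0}]'; python3 go.py 706 -154.5 88 88.65
python3 - <<'E'
from h import *
s=grab("side","s15"); crop(s,290,130,90,95,6.3,"s15")
E
```

```text
time: 21.05
ee_pos: [716.5, -155.5, 91.0]
tcp_rot: [0.038, 3.141, -0.0]
ft_force: [0.1, 0.0, 0.8]
gripper_width: 0.008
time: 21.3
ee_pos: [718.4, -155.2, 91.8]
tcp_rot: [0.037, 3.139, -0.0]
ft_force: [-0.5, -0.9, 0.4]
gripper_width: 0.006
t 21.3 pos [ 718.4 -155.2   91.8] yaw 88.64 tilt z [ 2.8e-03 -2.0e-04 -1.0e+00] F [-0.5 -0.9  0.4] w 0.5
rel tx ty tz [12.5  0.4  3.8] roll -0.0002 j [-0.02  0.72  0.28  1.43 -0.22  1.02  1.85]
```

View pics/s15.png

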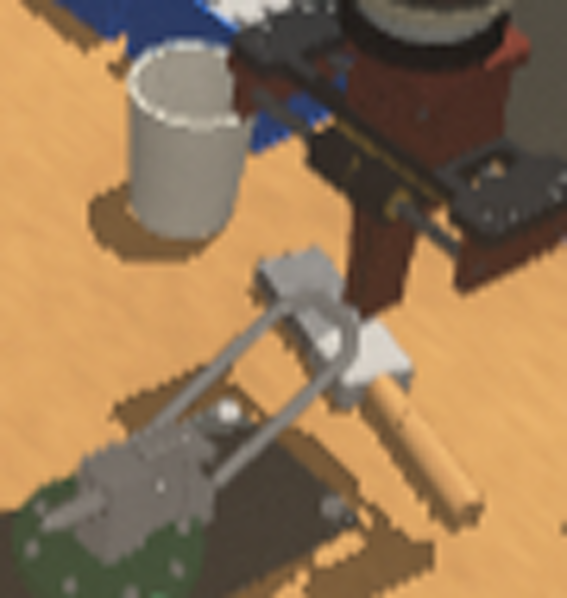

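```bash
python3 -m crank '[{"tx":0,"ty":0,"tz":6,"roll":0},{"tx":5,"ty":0,"tz":6,"roll":0},{"tx":9,"ty":0,"tz":6,"roll":0},{"tx":12,"ty":0,"tz":6,"roll":0},{"tx":12,"ty":0,"tz":6,"roll":0}]'; python3 go.py 706 -154.5 88 88.65
python3 - <<'E'
from h import *
s=grab("side","s16"); crop(s,290,130,90,95,6.3,"s16")
E
```

```text
time: 21.98
ee_pos: [707.2, -154.8, 85.2]
tcp_rot: [0.037, 3.137, -0.001]
ft_force: [5.3, -1.2, 2.6]
gripper_width: 0.005
t 21.98 pos [ 707.2 -154.8   85.2] yaw 88.65 tilt z [ 4.1e-03 -5.0e-04 -1.0e+00] F [ 5.3 -1.2  2.6] w 0.4
rel tx ty tz [ 1.2  0.3 -2.8] roll 0.0 j [-0.03  0.71  0.28  1.47 -0.22  0.99  1.86]
```

View pics/s16.png

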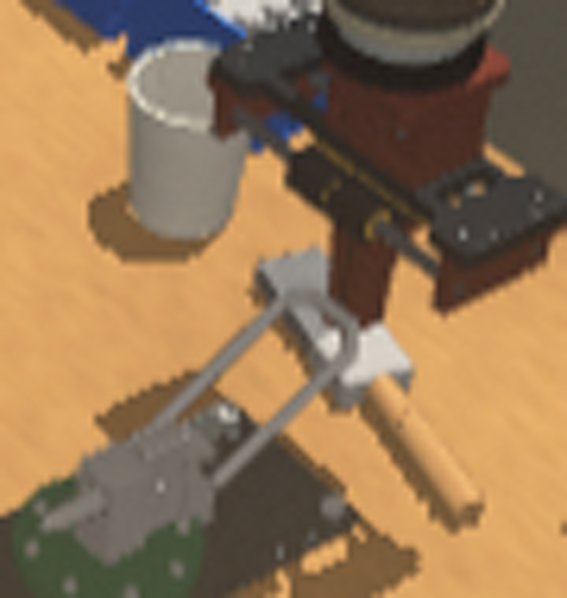

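```bash
python3 -m crank '[{"tx":5,"ty":0,"tz":-6,"roll":0},{"tx":11,"ty":0,"tz":-13,"roll":0},{"tx":17,"ty":0,"tz":-19,"roll":0},{"tx":23,"ty":0,"tz":-25,"roll":0},{"tx":30,"ty":0,"tz":-30,"roll":0}]'; python3 go.py 706 -154.5 88 88.65
python3 - <<'E'
from h import *
s=grab("side","s17"); crop(s,290,130,90,95,6.3,"s17")
E
```

```text
time: 22.65
ee_pos: [677.1, -154.1, 115.6]
tcp_rot: [0.037, 3.137, -0.001]
ft_force: [3.3, 0.7, 2.8]
gripper_width: 0.006
t 22.65 pos [ 677.1 -154.1  115.6] yaw 88.66 tilt z [ 4.e-03 -5.e-04 -1.e+00] F [3.3 0.7 2.8] w 0.5
rel tx ty tz [-28.8   0.3  27.7] roll 0.0002 j [-0.03  0.63  0.29  1.54 -0.2   1.    1.86]
```

View pics/s17.png

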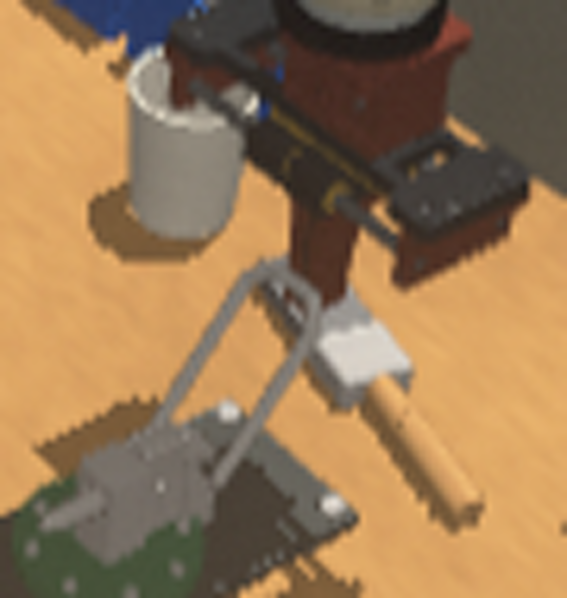

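```bash
python3 -m crank '[{"tx":8,"ty":0,"tz":-6,"roll":0},{"tx":17,"ty":0,"tz":-11,"roll":0},{"tx":27,"ty":0,"tz":-15,"roll":0},{"tx":38,"ty":0,"tz":-17,"roll":0},{"tx":50,"ty":0,"tz":-19,"roll":0}]'; python3 go.py 706 -154.5 88 88.65
python3 - <<'E'
from h import *
s=grab("side","s18"); crop(s,270,130,90,95,6.3,"s18")
E
```

```text
time: 23.32
ee_pos: [624.2, -152.8, 132.6]
tcp_rot: [-0.038, -3.14, -0.0]
ft_force: [1.6, -0.6, -0.4]
gripper_width: 0.005
t 23.32 pos [ 624.2 -152.8  132.6] yaw 88.63 tilt z [-1.2e-03  2.0e-04 -1.0e+00] F [ 1.6 -0.6 -0.4] w 0.5
rel tx ty tz [-81.9   0.2  44.5] roll -0.0004 j [-0.04  0.54  0.3   1.66 -0.18  0.98  1.87]
```

View pics/s18.png

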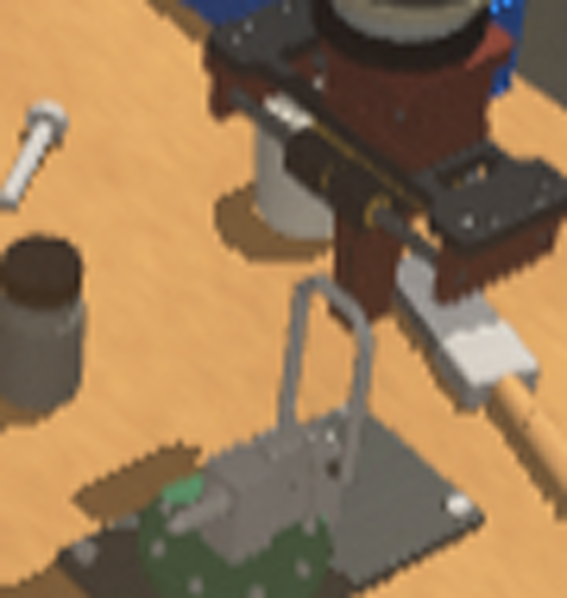

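```bash
python3 -m crank '[{"tx":8,"ty":0,"tz":0,"roll":0},{"tx":16,"ty":0,"tz":0,"roll":0},{"tx":24,"ty":0,"tz":1,"roll":0},{"tx":32,"ty":0,"tz":2,"roll":0},{"tx":38,"ty":0,"tz":3,"roll":0}]'; python3 -m crank '[{"tx":0,"ty":0,"tz":0,"roll":0},{"tx":0,"ty":0,"tz":0,"roll":0}]'
python3 - <<'E'
from h import *
s=grab("side","s19"); crop(s,270,130,90,95,6.3,"s19")
E
```

```text
time: 24.0
ee_pos: [586.8, -152.0, 129.7]
tcp_rot: [-0.038, -3.141, -0.0]
ft_force: [-0.1, -0.0, -0.2]
gripper_width: 0.008
time: 24.25
ee_pos: [587.8, -151.9, 129.9]
tcp_rot: [0.037, 3.141, 0.0]
ft_force: [0.1, -0.2, -0.3]
gripper_width: 0.008
```

View pics/s19.png

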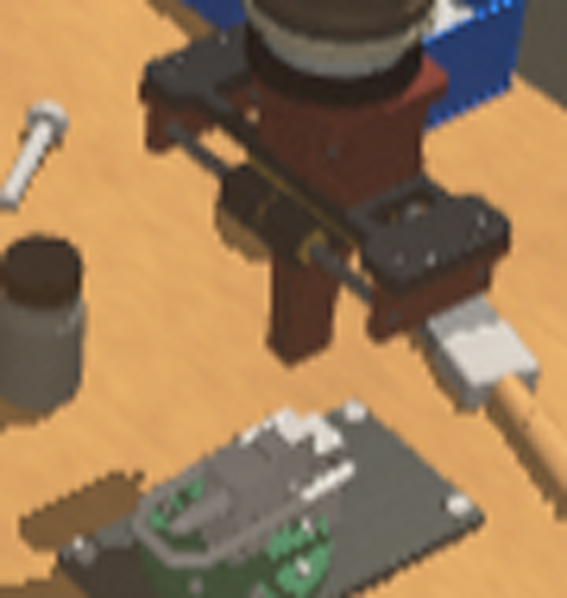

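```bash
python3 -m crank '[{"tx":0,"ty":0,"tz":-30,"roll":0},{"tx":0,"ty":0,"tz":-80,"roll":0},{"tx":0,"ty":30,"tz":-110,"roll":0},{"tx":30,"ty":75,"tz":-110,"roll":0},{"tx":60,"ty":115,"tz":-110,"roll":0}]';  python3 -m crank '[{"tx":30,"ty":40,"tz":0,"roll":0},{"tx":60,"ty":80,"tz":0,"roll":0},{"tx":90,"ty":120,"tz":0,"roll":0},{"tx":100,"ty":160,"tz":0,"roll":0},{"tx":100,"ty":160,"tz":0,"roll":0}]'; python3 -m crank '[{"tx":0,"ty":0,"tz":0,"roll":0},{"tx":0,"ty":0,"tz":0,"roll":0}]'
python3 - <<'E'
from fx import *
s=grab("side","s20"); crop(s,275,170,80,70,10,"s20")
d=grab("top","t20"); crop(d,255,125,55,75,8,"t20")
cv2.imwrite("pics/t20f.png",cv2.resize(d["img"][:,:,::-1],None,fx=1.5,fy=1.5))
yaw=3.118
overlay("s20",place(pin_parts(2.6),572.7,-151.7,53.5,yaw)+place(steel_parts(),560.7,-151.5,0,yaw),(275,170,355,240),9,"ov20")
E
```

```text
time: 24.92
ee_pos: [530.0, -34.0, 240.2]
tcp_rot: [0.037, 3.14, 0.0]
ft_force: [0.3, 0.4, 0.5]
gripper_width: 0.006
time: 25.55
ee_pos: [433.5, 129.8, 240.1]
tcp_rot: [0.029, 3.141, 0.002]
ft_force: [-1.1, 0.5, -0.4]
gripper_width: 0.003
time: 25.8
ee_pos: [434.6, 125.5, 239.8]
tcp_rot: [0.041, 3.141, -0.0]
ft_force: [0.6, 0.4, -0.9]
gripper_width: 0.007
```

View pics/s20.png

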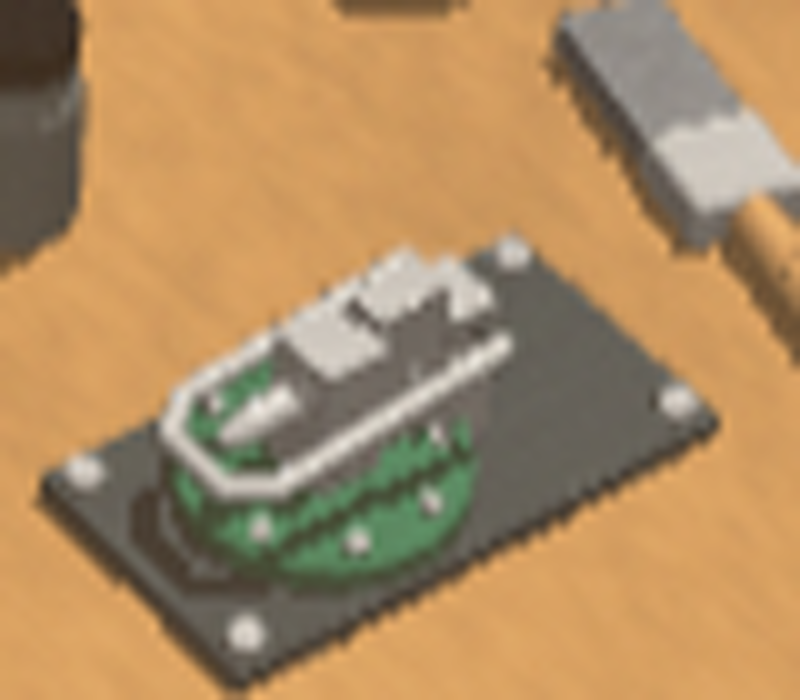

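View pics/t20.png

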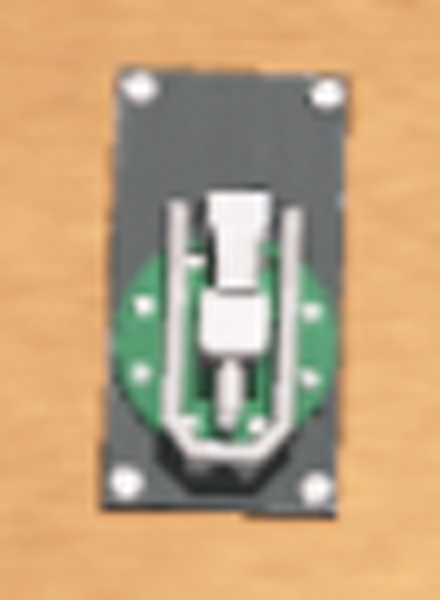

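View pics/t20f.png

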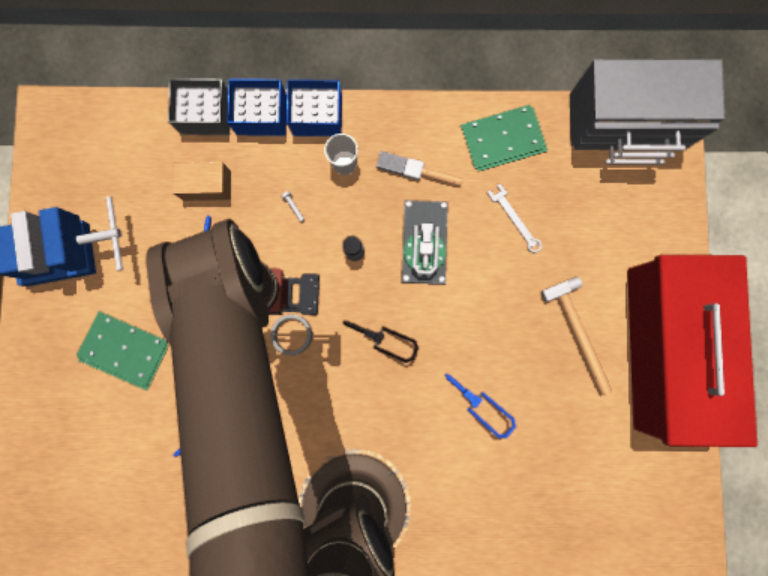

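View pics/ov20.png

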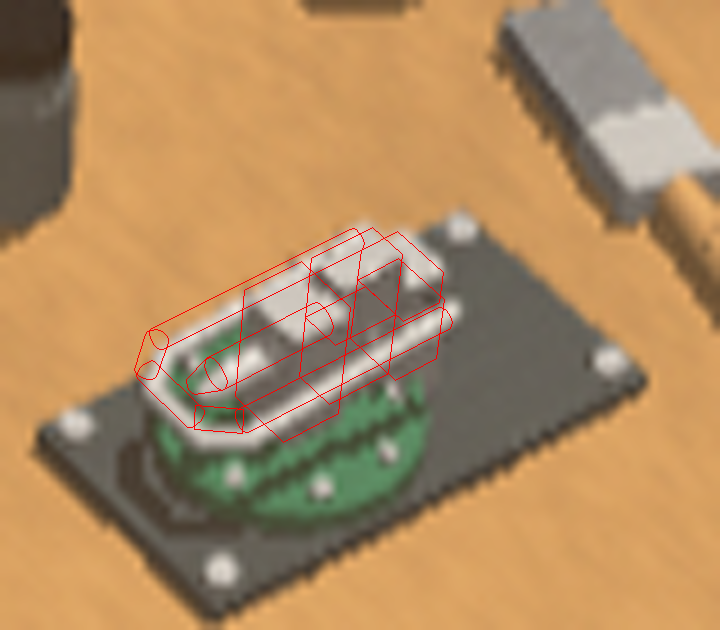

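```bash
python3 - <<'E'
from fx import *
def shifted(n,parts,roi,S,name,sh):
    dd=load(n);u0,v0,u1,v1=roi
    im=cv2.resize(np.ascontiguousarray(dd["img"][v0:v1,u0:u1,::-1]),None,fx=S,fy=S,interpolation=cv2.INTER_CUBIC)
    for q,c in parts:
        h=cv2.convexHull((((proj(dd,q)+sh-[u0-.5,v0-.5])*S)-.5).astype(np.float32)).astype(int)
        cv2.polylines(im,[h],True,c,1)
    return im
yaw=3.118
fx=[(p,(255,0,0)) for p in place(steel_parts()+fix_parts(),560.7,-151.5,0,yaw)]
pn=[(p,(0,0,255)) for p in place(pin_parts(2.6),572.7,-151.75,53.5,yaw)]
a=shifted("s20",fx+pn,(282,185,340,235),11,"",[0.8,1.0]); b=shifted("t20",fx+pn,(262,140,302,195),10,"",[0,-.3])
cv2.imwrite("pics/ovs.png",a);cv2.imwrite("pics/ovt.png",b)
E
```

```text
(no output)
```

View pics/ovs.png

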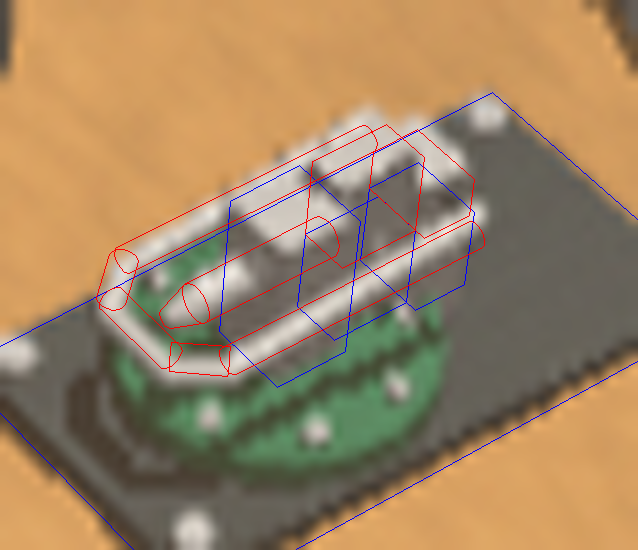

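View pics/ovt.png

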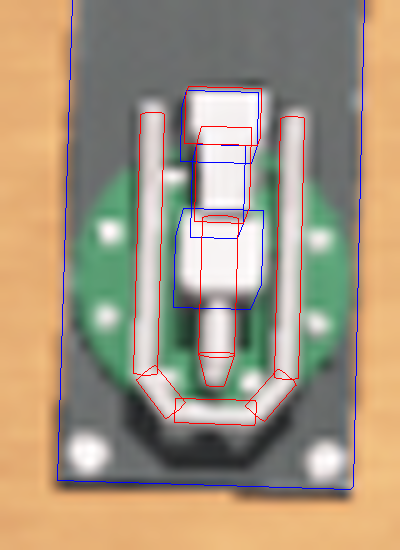

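```bash
python3 - <<'E'
from fx import *
from scipy.spatial.transform import Rotation as R
for n in("s14","s20"):
    dd=load(n)
    im=dd["img"][170:240,275:355]
    cv2.imwrite(f"pics/z_{n}.png",cv2.resize(im[:,:,::-1],None,fx=9,fy=9,interpolation=cv2.INTER_NEAREST))
# depth along head/ring in both views after
for n in("t14","t20"):
    dd=load(n);P=cloud(dd)
    yaw=3.118;c,s_=np.cos(yaw),np.sin(yaw)
    d=P-[572.7,-151.75,0]
    X=d[...,0]*c+d[...,1]*s_; Y=-d[...,0]*s_+d[...,1]*c; Z=P[...,2]
    for lab,m in (("headtop",(X>-22)&(X<-3)&(abs(Y)<6)&(Z>60)),("hingetop",(X>-40)&(X<-29)&(abs(Y)<9)&(Z>50)),("stud",(X>3)&(X<21)&(abs(Y)<10)&(Z>60)),("shank",(X>28)&(X<44)&(abs(Y)<3)&(Z>45)),
      ("legs back",(X>-30)&(X<0)&(abs(abs(Y)-23)<3)&(Z>40)),("legs front",(X>20)&(X<48)&(abs(abs(Y)-23)<3)&(Z>40)),("bar",(abs(X-64)<4)&(abs(Y)<12)&(Z>40))):
        if m.sum(): print(n,lab,m.sum(),np.median(Z[m]).round(1),np.median(X[m]).round(1))
for n in("s14","s20"):
    dd=load(n);P=cloud(dd)
    d=P-[572.7,-151.75,-2.5]
    X=d[...,0]*c+d[...,1]*s_; Y=-d[...,0]*s_+d[...,1]*c; Z=d[...,2]
    for lab,m in (("headtop",(X>-22)&(X<-3)&(abs(Y)<6)&(Z>68)),("hingetop",(X>-40)&(X<-29)&(abs(Y)<9)&(Z>55)),("stud",(X>3)&(X<21)&(abs(Y)<10)&(Z>64)),("shank",(X>28)&(X<44)&(abs(Y)<3)&(Z>45)),
      ("legs back",(X>-30)&(X<0)&(abs(abs(Y)-23)<3)&(Z>40)),("legs front",(X>20)&(X<48)&(abs(abs(Y)-23)<3)&(Z>40)),("bar",(abs(X-64)<4)&(abs(Y)<12)&(Z>40))):
        if m.sum(): print(n,lab,m.sum(),np.median(Z[m]).round(1),np.median(X[m]).round(1))
E
```

```text
t14 headtop 60 634.5 -13.5
t14 hingetop 62 635.8 -34.6
t14 stud 51 641.6 11.7
t14 shank 5 59.4 37.4
t14 legs back 67 656.4 -14.7
t14 legs front 63 664.6 32.9
t20 headtop 20 78.9 -12.5
t20 hingetop 20 67.0 -34.7
t20 stud 36 70.8 12.2
t20 shank 10 58.0 34.7
t20 legs back 33 59.2 -13.9
t20 legs front 30 54.0 31.9
t20 bar 16 50.4 63.9
s14 headtop 191 616.2 -11.4
s14 hingetop 98 622.3 -35.1
s14 stud 220 618.9 12.4
s14 shank 10 59.9 30.7
s14 legs back 25 655.4 -16.4
s14 legs front 57 663.3 37.3
s14 bar 11 642.5 61.0
s20 headtop 19 79.7 -15.4
s20 hingetop 8 66.7 -36.6
s20 stud 32 69.9 13.1
s20 shank 6 55.1 36.4
s20 legs back 14 58.6 -15.0
s20 legs front 21 52.4 33.4
s20 bar 14 49.6 64.2
```

View pics/z_s14.png

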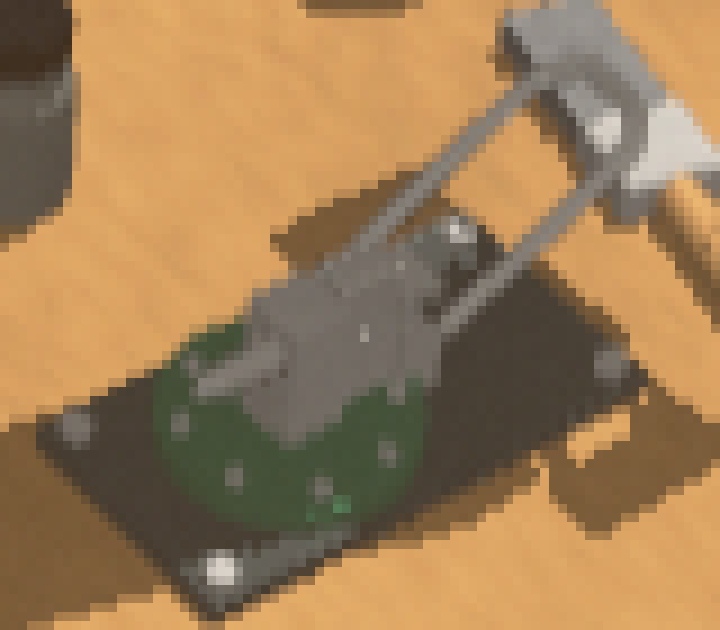

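View pics/z_s20.png

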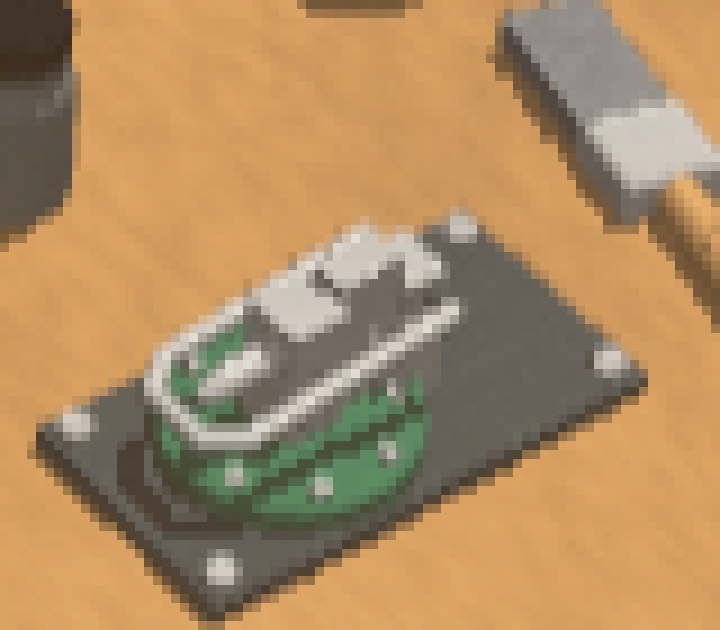

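```bash
python3 go.py 586 -152.1 100 88.65
```

```text
t 25.9 pos [434.5 125.8 239.8] yaw 88.53 tilt z [-0.e+00 -2.e-04 -1.e+00] F [ 0.9  0.4 -1. ] w 0.5
rel tx ty tz [-158.5 -273.8  139.8] roll -0.0021 j [-0.53  0.09  0.15  1.98 -0.02  1.07  1.17]
```

```bash
python3 -m crank '[{"tx":-25,"ty":-45,"tz":0,"roll":0},{"tx":-54,"ty":-92,"tz":0,"roll":0},{"tx":-83,"ty":-140,"tz":0,"roll":0},{"tx":-110,"ty":-188,"tz":0,"roll":0},{"tx":-138,"ty":-236,"tz":0,"roll":0}]'; python3 -m crank '[{"tx":-24,"ty":-38,"tz":20,"roll":0},{"tx":-24,"ty":-38,"tz":70,"roll":0},{"tx":-24,"ty":-38,"tz":120,"roll":0},{"tx":-24,"ty":-38,"tz":140,"roll":0},{"tx":-24,"ty":-38,"tz":140,"roll":0}]';python3 -m crank '[{"tx":0,"ty":0,"tz":0,"roll":0},{"tx":0,"ty":0,"tz":0,"roll":0}]'; python3 go.py 590 -152.2 80 88.65
```

```text
time: 26.52
ee_pos: [567.2, -114.8, 239.9]
tcp_rot: [0.039, 3.141, -0.0]
ft_force: [0.9, 1.6, 0.1]
gripper_width: 0.003
time: 27.15
ee_pos: [588.2, -151.6, 98.0]
tcp_rot: [-0.039, -3.138, -0.0]
ft_force: [-0.2, 0.3, 1.1]
gripper_width: 0.006
time: 27.4
ee_pos: [590.5, -151.4, 101.3]
tcp_rot: [0.038, 3.139, -0.0]
ft_force: [0.1, -1.1, 0.1]
gripper_width: 0.007
t 27.4 pos [ 590.5 -151.4  101.3] yaw 88.62 tilt z [ 2.4e-03 -3.0e-04 -1.0e+00] F [ 0.1 -1.1  0.1] w 0.6
rel tx ty tz [ 0.5 -0.8 21.3] roll -0.0005 j [-0.06  0.52  0.32  1.78 -0.21  0.87  1.9 ]
```

```bash
python3 -m crank '[{"tx":0,"ty":-0.6,"tz":10,"roll":0},{"tx":0,"ty":-0.6,"tz":16,"roll":0},{"tx":0,"ty":-0.6,"tz":19,"roll":0},{"tx":0,"ty":-0.6,"tz":20,"roll":0},{"tx":0,"ty":-0.6,"tz":20,"roll":0}]'; for i in 1; do python3 -m crank '[{"tx":0,"ty":0,"tz":1,"roll":0},{"tx":0,"ty":0,"tz":1,"roll":0}]'; python3 -m crank '[{"tx":0,"ty":0,"tz":1,"roll":0},{"tx":0,"ty":0,"tz":1,"roll":0}]';python3 -m crank '[{"tx":0,"ty":0,"tz":1,"roll":0},{"tx":0,"ty":0,"tz":1,"roll":0}]'; done
```

```text
time: 28.02
ee_pos: [589.6, -151.6, 79.8]
tcp_rot: [-0.037, -3.141, 0.0]
ft_force: [-0.1, -0.2, -0.2]
gripper_width: 0.005
time: 28.28
ee_pos: [589.9, -151.7, 79.2]
tcp_rot: [0.037, 3.141, -0.0]
ft_force: [-0.5, 0.2, 1.6]
gripper_width: 0.008
time: 28.52
ee_pos: [590.2, -151.8, 78.7]
tcp_rot: [0.037, 3.14, -0.0]
ft_force: [-1.4, 1.1, 7.6]
gripper_width: 0.007
time: 28.78
ee_pos: [590.5, -151.9, 78.3]
tcp_rot: [0.037, 3.139, -0.0]
ft_force: [-1.4, 0.6, 11.3]
gripper_width: 0.005
```

```bash
python3 - <<'E'
from h import *
s=grab("side","s21"); crop(s,275,170,80,70,9,"s21")
E
```

```text
(no output)
```

View pics/s21.png

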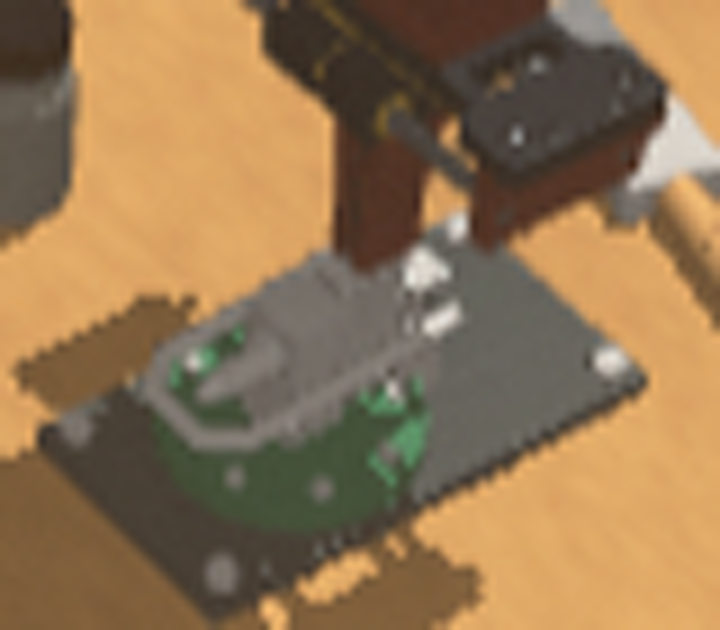

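```bash
python3 - <<'E'
from fx import *
yaw=3.118;c,s_=np.cos(yaw),np.sin(yaw)
for n in("s14","s18","s19","s20","s21"):
    dd=load(n);P=cloud(dd)
    d=P-[572.7,-151.75,-2.5]
    X=d[...,0]*c+d[...,1]*s_; Y=-d[...,0]*s_+d[...,1]*c; Z=d[...,2]
    out=[]
    for lab,m in (("head",(X>-22)&(X<-4)&(abs(Y)<6)&(Z>68)&(Z<90)),("hinge",(X>-40)&(X<-29)&(abs(Y)<9)&(Z>55)&(Z<75)),("stud",(X>3)&(X<21)&(abs(Y)<10)&(Z>64)&(Z<80)),("shank",(X>28)&(X<44)&(abs(Y)<3)&(Z>45)&(Z<80)),("rest",(X>-30)&(X<-5)&(abs(Y)<11)&(Z>40)&(Z<54)),("bar",(abs(X-64)<4)&(abs(Y)<12)&(Z>40)&(Z<80))):
        if m.sum(): out.append((lab,int(m.sum()),np.median(Z[m]).round(1),np.median(X[m]).round(1)))
    print(n,out)
E
```

```text
s14 [('head', 14, np.float64(73.7), np.float64(-14.3)), ('hinge', 8, np.float64(62.1), np.float64(-36.5)), ('stud', 28, np.float64(69.3), np.float64(13.9)), ('shank', 6, np.float64(57.8), np.float64(33.4)), ('rest', 14, np.float64(48.7), np.float64(-18.6))]
s18 [('head', 14, np.float64(75.7), np.float64(-13.0)), ('hinge', 8, np.float64(62.4), np.float64(-36.4)), ('stud', 28, np.float64(69.3), np.float64(11.6)), ('shank', 5, np.float64(57.3), np.float64(36.2)), ('rest', 16, np.float64(46.9), np.float64(-19.4))]
s19 [('head', 18, np.float64(77.8), np.float64(-12.5)), ('hinge', 9, np.float64(64.8), np.float64(-36.4)), ('stud', 29, np.float64(69.7), np.float64(12.3)), ('shank', 6, np.float64(57.8), np.float64(37.8)), ('rest', 13, np.float64(46.9), np.float64(-20.7)), ('bar', 13, np.float64(48.4), np.float64(64.9))]
s20 [('head', 19, np.float64(79.7), np.float64(-15.4)), ('hinge', 8, np.float64(66.7), np.float64(-36.6)), ('stud', 32, np.float64(69.9), np.float64(13.1)), ('shank', 6, np.float64(55.1), np.float64(36.4)), ('rest', 13, np.float64(45.2), np.float64(-16.3)), ('bar', 14, np.float64(49.6), np.float64(64.2))]
s21 [('head', 10, np.float64(79.2), np.float64(-6.7)), ('hinge', 8, np.float64(63.8), np.float64(-38.2)), ('stud', 27, np.float64(69.8), np.float64(13.1)), ('shank', 5, np.float64(56.7), np.float64(36.7)), ('rest', 15, np.float64(45.8), np.float64(-16.3)), ('bar', 15, np.float64(49.6), np.float64(64.4))]
```

```bash
python3 - <<'E'
from fx import *
yaw=3.118;c,s_=np.cos(yaw),np.sin(yaw)
for n,z0 in(("t4",0.9),("t20",.9),("s14",-2.5),("s19",-2.5),("s20",-2.5),("s21",-2.5)):
    dd=load(n);P=cloud(dd)
    d=P-[572.7,-151.75,z0]
    X=d[...,0]*c+d[...,1]*s_; Y=-d[...,0]*s_+d[...,1]*c; Z=d[...,2]
    m=(X>-60)&(X<75)&(abs(Y)<5)&(Z>40)&(Z<90)
    o=np.argsort(X[m]); print(n,[(int(round(a)),round(float(b),1)) for a,b in zip(X[m][o],Z[m][o])])
E
```

```text
t4 [(-41, 46.4), (-40, 47.9), (-40, 50.9), (-37, 47.9), (-37, 47.5), (-37, 48.7), (-35, 42.6), (-34, 46.1), (-34, 46.7), (-31, 46.2), (-30, 47.8), (-30, 48.2), (-28, 42.2), (-27, 45.6), (-27, 46.7), (-24, 47.6), (-24, 48.0), (-23, 49.4), (-21, 45.7), (-20, 48.2), (-20, 47.2), (-18, 43.1), (-17, 45.5), (-17, 47.4), (-14, 45.2), (-13, 48.3), (-13, 50.7), (-11, 44.8), (-10, 49.1), (-10, 49.2), (-8, 43.8), (-7, 47.7), (-7, 47.1), (1, 70.7), (1, 69.9), (1, 72.9), (3, 64.8), (4, 67.3), (4, 69.8), (7, 66.3), (7, 69.4), (7, 70.7), (10, 68.5), (10, 69.8), (11, 72.6), (14, 68.5), (14, 69.3), (14, 72.9), (17, 67.8), (17, 69.5), (18, 72.0), (20, 68.4), (20, 67.5), (21, 71.6), (23, 47.8), (23, 47.6), (23, 68.2), (23, 47.9), (24, 70.8), (24, 72.1)]
t20 [(-40, 65.9), (-39, 66.7), (-39, 67.8), (-37, 63.9), (-36, 67.2), (-36, 68.2), (-34, 63.0), (-33, 64.2), (-33, 65.4), (-30, 64.5), (-29, 67.8), (-29, 67.8), (-23, 79.0), (-23, 81.7), (-23, 81.9), (-21, 76.9), (-20, 79.3), (-20, 82.3), (-17, 77.1), (-17, 78.4), (-16, 82.3), (-14, 78.5), (-13, 80.2), (-12, 73.6), (-11, 76.4), (-10, 78.4), (-8, 76.6), 
[... 3887 characters left out ...]
 (-1, 72.7), (1, 72.0), (2, 68.8), (3, 66.5), (3, 70.8), (3, 71.2), (5, 70.1), (8, 70.1), (9, 68.3), (12, 69.8), (12, 73.9), (15, 69.5), (15, 65.9), (16, 67.8), (19, 67.9), (20, 70.2), (21, 55.6), (21, 67.8), (22, 69.4), (23, 58.4), (23, 67.4), (24, 64.4), (24, 56.4), (24, 65.0), (25, 58.3), (25, 42.8), (25, 66.7), (26, 71.3), (27, 64.7), (27, 56.9), (28, 58.9), (32, 56.8), (33, 55.3), (34, 59.9), (37, 56.9), (38, 55.2), (39, 56.0), (39, 52.9), (42, 56.7), (42, 45.2), (44, 52.8), (45, 54.2), (45, 58.5), (46, 52.3), (49, 57.4), (50, 50.7), (51, 55.3), (51, 52.5), (56, 44.4), (59, 49.6), (60, 50.0), (62, 49.4), (62, 54.0), (64, 49.6), (64, 53.8), (65, 50.9), (65, 47.3), (67, 50.0), (67, 50.4)]
```

```bash
python3 -m crank '[{"tx":0,"ty":0,"tz":1,"roll":0},{"tx":0,"ty":0,"tz":1,"roll":0}]'; python3 -m crank '[{"tx":0,"ty":0,"tz":1,"roll":0},{"tx":0,"ty":0,"tz":1,"roll":0}]'
```

```text
time: 29.08
ee_pos: [590.8, -152.1, 78.0]
tcp_rot: [0.038, 3.138, -0.0]
ft_force: [-3.1, 0.4, 15.9]
gripper_width: 0.005
time: 29.32
ee_pos: [591.3, -152.1, 77.6]
tcp_rot: [0.038, 3.137, -0.0]
ft_force: [-2.8, 0.3, 20.6]
gripper_width: 0.005
```

```bash
python3 -m crank '[{"tx":0,"ty":0,"tz":-20,"roll":0},{"tx":0,"ty":0,"tz":-60,"roll":0},{"tx":-40,"ty":0,"tz":-90,"roll":0},{"tx":-90,"ty":0,"tz":-90,"roll":0},{"tx":-120,"ty":20,"tz":-90,"roll":0}]'
python3 - <<'E'
from fx import *
def ov(n,pp,roi,S,name,sh):
    dd=load(n);u0,v0,u1,v1=roi
    ims=[]
    for parts in pp:
        im=cv2.resize(np.ascontiguousarray(dd["img"][v0:v1,u0:u1,::-1]),None,fx=S,fy=S,interpolation=cv2.INTER_CUBIC)
        for q in parts:
            h=cv2.convexHull((((proj(dd,q)+sh-[u0-.5,v0-.5])*S)-.5).astype(np.float32)).astype(int)
            cv2.polylines(im,[h],True,(0,0,255),1)
        ims.append(im)
    cv2.imwrite(f"pics/{name}.png",np.hstack(ims))
grab("side","s22"); yaw=3.118
def pit(p,zx,x):  # pitch nose down p about point (x, axis height zx)
    M=R.from_euler("y",p).as_matrix()
    return [ (q-[x,0,0])@M.T+[x,0,0] for q in pin_parts(2.6)]
A=place(pin_parts(2.6),572.7,-151.75,53.5,yaw)
B=place(pit(.1,0,24),572.7,-151.75,53,yaw)
ov("s22",[A,B],(285,185,333,233),8,"ov22",[0.8,1.0])
E
```

```text
time: 29.95
ee_pos: [711.6, -136.2, 165.1]
tcp_rot: [0.041, 3.14, -0.002]
ft_force: [0.3, 0.5, -0.2]
gripper_width: 0.01
```

View pics/ov22.png

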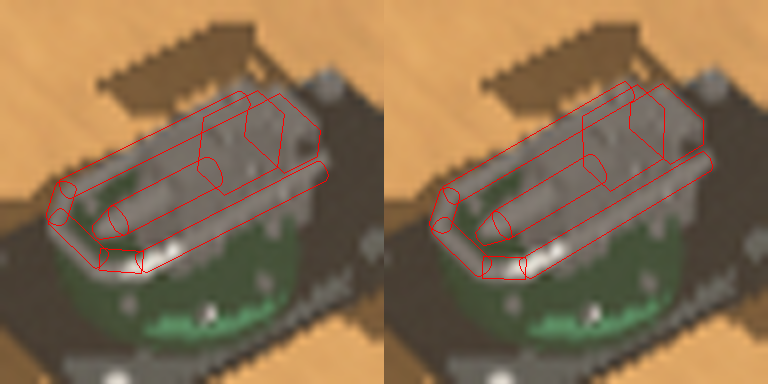

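```bash
python3 -m crank '[{"tx":0,"ty":0,"tz":0,"roll":0},{"tx":0,"ty":0,"tz":0,"roll":0}]' 36 15; python3 go.py 586.5 -152.0 110 88.65
python3 - <<'E'
from fx import *
grab("side","s23");grab("top","t23")
yaw=3.118;c,s_=np.cos(yaw),np.sin(yaw)
for n,z0 in(("s22",-2.5),("s23",-2.5)):
    dd=load(n);P=cloud(dd); d=P-[572.7,-151.75,z0]
    X=d[...,0]*c+d[...,1]*s_; Y=-d[...,0]*s_+d[...,1]*c; Z=d[...,2]
    for lab,x0,x1,r,zl,zh in(("hinge",-41,-28,8,55,75),("head",-24,-2,22,71,88),("shank",27,45,6,48,70)):
        m=(X>x0)&(X<x1)&(abs(Y)<(3 if lab=="shank" else 6))&(Z>zl)&(Z<zh); print(n,lab,m.sum(),(np.mean(Z[m])-r).round(1),np.mean(X[m]).round(1))
E
```

```text
time: 30.25
ee_pos: [709.0, -135.5, 164.6]
tcp_rot: [-0.039, -3.14, 0.001]
ft_force: [0.2, 0.3, -0.1]
gripper_width: 0.192
t 30.25 pos [ 709.  -135.5  164.6] yaw 88.58 tilt z [-1.1e-03 -5.0e-04 -1.0e+00] F [ 0.2  0.3 -0.1] w 16.8
rel tx ty tz [122.  -19.5  54.7] roll -0.0013 j [-0.08  0.64  0.33  1.41 -0.22  1.13  1.83]
s22 hinge 7 58.0 -37.7
s22 head 16 55.5 -12.7
s22 shank 8 51.1 35.9
s23 hinge 5 58.0 -35.5
s23 head 22 55.3 -13.9
s23 shank 6 49.2 33.9
```

```bash
python3 -m crank '[{"tx":40,"ty":-6,"tz":0,"roll":0},{"tx":85,"ty":-13,"tz":0,"roll":0},{"tx":122,"ty":-19.5,"tz":10,"roll":0},{"tx":122,"ty":-19.5,"tz":40,"roll":0},{"tx":122,"ty":-19.5,"tz":62,"roll":0}]' 36 15;python3 -m crank '[{"tx":0,"ty":0,"tz":0,"roll":0},{"tx":0,"ty":0,"tz":0,"roll":0},{"tx":0,"ty":0,"tz":0,"roll":0}]'; python3 go.py 586.5 -152.0 66 88.65
```

```text
time: 30.98
ee_pos: [586.6, -151.7, 102.9]
tcp_rot: [0.04, 3.14, 0.0]
ft_force: [-0.8, -0.2, -0.1]
gripper_width: 0.413
time: 31.35
ee_pos: [588.3, -151.4, 104.0]
tcp_rot: [0.038, 3.14, -0.0]
ft_force: [0.1, -0.0, -0.0]
gripper_width: 0.41
t 31.35 pos [ 588.3 -151.4  104. ] yaw 88.63 tilt z [ 1.8e-03 -2.0e-04 -1.0e+00] F [ 0.1 -0.  -0. ] w 36.0
rel tx ty tz [ 1.8 -0.7 38. ] roll -0.0004 j [-0.06  0.52  0.32  1.78 -0.21  0.88  1.9 ]
```

```bash
python3 -m crank '[{"tx":1,"ty":-0.7,"tz":12,"roll":0},{"tx":1,"ty":-0.7,"tz":24,"roll":0},{"tx":1,"ty":-0.7,"tz":33,"roll":0},{"tx":1,"ty":-0.7,"tz":36,"roll":0},{"tx":1,"ty":-0.7,"tz":36,"roll":0}]';python3 -m crank '[{"tx":0,"ty":0,"tz":0,"roll":0},{"tx":0,"ty":0,"tz":0,"roll":0},{"tx":0,"ty":0,"tz":0,"roll":0},{"tx":0,"ty":0,"tz":0,"roll":0}]' 5 15; python3 go.py 586.5 -152.0 66 88.65
```

```text
time: 31.98
ee_pos: [586.5, -151.8, 66.5]
tcp_rot: [-0.037, -3.141, -0.0]
ft_force: [0.0, 0.6, 1.0]
gripper_width: 0.411
time: 32.48
ee_pos: [586.9, -151.7, 67.2]
tcp_rot: [0.037, 3.141, 0.0]
ft_force: [1.1, 0.2, 1.4]
gripper_width: 0.18
t 32.48 pos [ 586.9 -151.7   67.2] yaw 88.64 tilt z [ 7.e-04 -0.e+00 -1.e+00] F [1.1 0.2 1.4] w 15.8
rel tx ty tz [ 0.4 -0.3  1.2] roll -0.0001 j [-0.05  0.56  0.31  1.81 -0.23  0.81  1.92]
```

```bash
python3 -m crank '[{"tx":-1,"ty":0,"tz":0,"roll":0},{"tx":-2,"ty":0,"tz":0,"roll":0},{"tx":-2,"ty":0,"tz":0,"roll":0}]';python3 -m crank '[{"tx":0,"ty":0,"tz":1,"roll":0},{"tx":0,"ty":0,"tz":1,"roll":0}]';python3 -m crank '[{"tx":0,"ty":0,"tz":1,"roll":0},{"tx":0,"ty":0,"tz":1,"roll":0}]'
```

```text
time: 32.85
ee_pos: [587.7, -151.7, 66.9]
tcp_rot: [-0.038, -3.14, -0.001]
ft_force: [-4.2, 0.5, 5.6]
gripper_width: 0.176
time: 33.1
ee_pos: [588.0, -151.8, 66.5]
tcp_rot: [-0.038, -3.14, -0.001]
ft_force: [-5.3, 1.3, 10.5]
gripper_width: 0.18
time: 33.35
ee_pos: [588.4, -152.0, 66.2]
tcp_rot: [0.038, 3.141, 0.001]
ft_force: [-6.2, 1.2, 14.8]
gripper_width: 0.18
```

```bash
python3 -m crank '[{"tx":0,"ty":0,"tz":-2,"roll":0},{"tx":0,"ty":0,"tz":-2,"roll":0}]';python3 -m crank '[{"tx":0,"ty":0,"tz":-1.5,"roll":0},{"tx":0,"ty":0,"tz":-1.5,"roll":0}]';python3 -m crank '[{"tx":0,"ty":0,"tz":-1.5,"roll":0},{"tx":0,"ty":0,"tz":-1.5,"roll":0}]'
python3 - <<'E'
from h import *
s=grab("side","s24"); crop(s,275,170,80,70,9,"s24")
E
```

```text
time: 33.6
ee_pos: [588.7, -151.9, 66.9]
tcp_rot: [0.037, 3.141, -0.0]
ft_force: [-1.4, 0.2, 1.5]
gripper_width: 0.181
time: 33.85
ee_pos: [588.4, -151.7, 67.9]
tcp_rot: [-0.037, -3.141, -0.0]
ft_force: [0.6, 0.4, -2.6]
gripper_width: 0.179
time: 34.1
ee_pos: [588.3, -151.6, 69.4]
tcp_rot: [-0.037, -3.141, -0.0]
ft_force: [-0.3, -0.3, -4.6]
gripper_width: 0.185
```

View pics/s24.png

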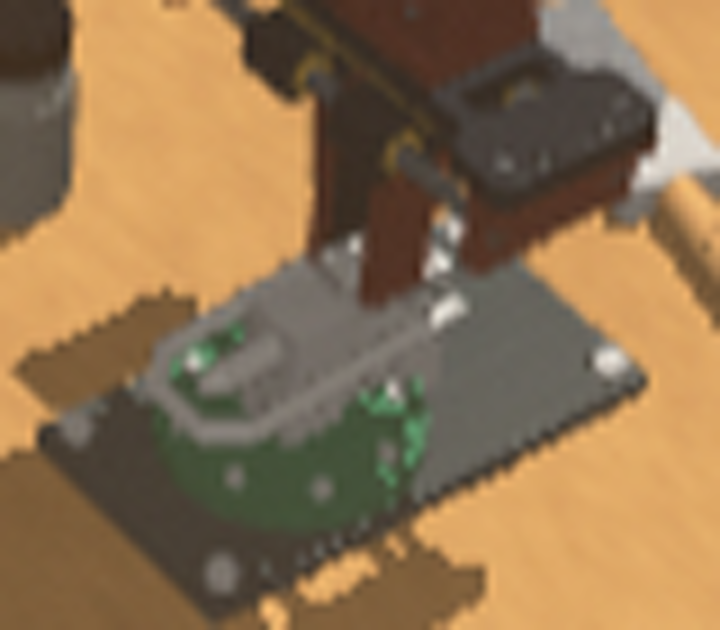

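```bash
python3 -m crank '[{"tx":-2,"ty":0,"tz":1,"roll":0},{"tx":-4,"ty":0,"tz":1,"roll":0},{"tx":-6,"ty":0,"tz":1,"roll":0},{"tx":-6,"ty":0,"tz":1,"roll":0}]';python3 -m crank '[{"tx":0,"ty":0,"tz":1,"roll":0},{"tx":0,"ty":0,"tz":1,"roll":0}]';python3 -m crank '[{"tx":0,"ty":0,"tz":1,"roll":0},{"tx":0,"ty":0,"tz":1,"roll":0}]'
python3 - <<'E'
from h import *
s=grab("side","s25"); crop(s,275,170,80,70,9,"s25")
E
```

```text
time: 34.65
ee_pos: [594.9, -151.9, 68.9]
tcp_rot: [0.037, 3.141, -0.0]
ft_force: [-0.1, -0.6, -3.4]
gripper_width: 0.18
time: 34.9
ee_pos: [594.5, -151.9, 67.8]
tcp_rot: [-0.037, -3.141, -0.0]
ft_force: [0.4, -0.4, -2.1]
gripper_width: 0.176
time: 35.15
ee_pos: [594.7, -152.0, 67.1]
tcp_rot: [0.037, 3.141, 0.0]
ft_force: [-0.8, -0.1, 1.2]
gripper_width: 0.18
```

View pics/s25.png

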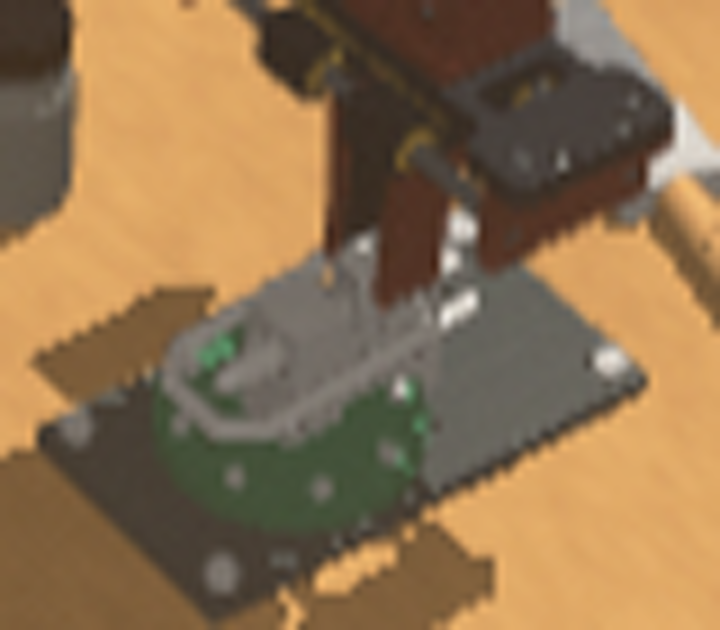

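```bash
python3 - <<'E'
from fx import *
yaw=3.118;c,s_=np.cos(yaw),np.sin(yaw)
for n,bx in(("s24",1.5),("s25",8)):
    dd=load(n);P=cloud(dd); d=P-[572.7,-151.75,-2.5]
    X=d[...,0]*c+d[...,1]*s_+bx; Y=-d[...,0]*s_+d[...,1]*c; Z=d[...,2]
    for lab,x0,x1,r,zl,zh,y0,y1 in(("hinge",-41,-28,8,52,75,-6,6),("shank",27+bx,45,6,46,70,-3,3),("bar",59,69,4,40,65,-12,12),("legN",20,50,4,40,65,20,26),("legF",20,50,4,40,65,-26,-20),("legNb",-30,0,4,45,69,20,26),("legFb",-30,0,4,45,69,-26,-20)):
        m=(X>x0)&(X<x1)&(Y>y0)&(Y<y1)&(Z>zl)&(Z<zh)
        if m.sum(): print(n,lab,m.sum(),(np.median(Z[m])-r).round(1),np.mean(X[m]).round(1))
def pit(p,x):
    M=R.from_euler("y",p).as_matrix()
    return [ (q-[x,0,0])@M.T+[x,0,0] for q in pin_parts(2.6)]
dd=load("s25");roi=(285,185,333,233);u0,v0,u1,v1=roi;S=8;ims=[]
for p,z,x in((0,53.5,0),(.05,53.2,32),(.1,53.,32)):
    im=cv2.resize(np.ascontiguousarray(dd["img"][v0:v1,u0:u1,::-1]),None,fx=S,fy=S,interpolation=cv2.INTER_CUBIC)
    im=cv2.convertScaleAbs(im,alpha=1.5)
    for q in place(pit(p,x),580.7,-151.95,z,yaw):
        h=cv2.convexHull((((proj(dd,q)+[.9,1.0]-[u0-.5,v0-.5])*S)-.5).astype(np.float32)).astype(int)
        cv2.polylines(im,[h],True,(0,0,255),1)
    ims.append(im)
cv2.imwrite("pics/ov25.png",cv2.resize(np.hstack(ims),None,fx=.69,fy=.69,interpolation=cv2.INTER_AREA))
E
```

```text
s24 shank 8 53.3 38.1
s24 bar 18 47.6 63.6
s24 legN 12 52.1 37.5
s24 legF 13 52.7 33.6
s24 legNb 11 55.9 -14.7
s24 legFb 2 57.7 -3.8
s25 hinge 1 58.3 -40.7
s25 shank 4 51.2 41.2
s25 bar 20 47.4 64.5
s25 legN 12 48.0 35.4
s25 legF 10 49.2 37.2
s25 legNb 12 53.7 -15.8
s25 legFb 4 52.5 -7.3
```

View pics/ov25.png

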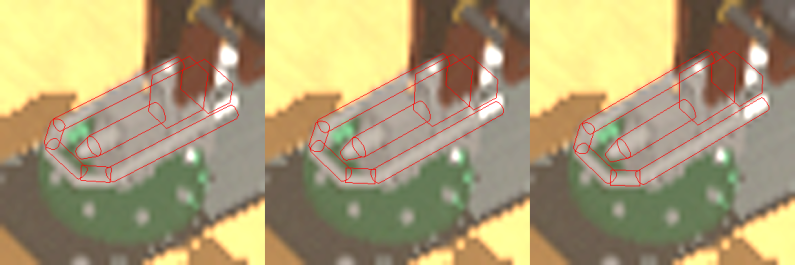

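```bash
python3 -m crank '[{"tx":0,"ty":0,"tz":0,"roll":0},{"tx":0,"ty":0,"tz":0,"roll":0},{"tx":0,"ty":0,"tz":0,"roll":0}]' 30 15; python3 -m crank '[{"tx":0,"ty":0,"tz":-30,"roll":0},{"tx":0,"ty":0,"tz":-80,"roll":0},{"tx":-50,"ty":0,"tz":-110,"roll":0},{"tx":-110,"ty":0,"tz":-110,"roll":0},{"tx":-150,"ty":40,"tz":-110,"roll":0}]' 0
cat > meas.py <<'E'
from fx import *
import sys
def meas(n,bx,z0=-2.5):
    yaw=3.118;c,s_=np.cos(yaw),np.sin(yaw)
    dd=load(n);P=cloud(dd); d=P-[572.7,-151.75,z0]
    X=d[...,0]*c+d[...,1]*s_+bx; Y=-d[...,0]*s_+d[...,1]*c; Z=d[...,2]
    xs,zs=[],[]
    for lab,x0,x1,r,zl,zh,y0,y1 in(("hinge",-41,-28,8,54,75,-8,8),("head",-24,-2,22,71,88,-6,6),("stud",3+bx,20+bx,0,60,80,-9,9),("shank",27+bx,45,6,46,70,-3,3),("bar",59,69,4,40,69,-12,12),("legN",20,50,4,40,65,20,26),("legF",20,50,4,40,65,-26,-20),("legNb",-30,0,4,45,69,20,26),("legFb",-30,0,4,45,69,-26,-20)):
        m=(X>x0)&(X<x1)&(Y>y0)&(Y<y1)&(Z>zl)&(Z<zh)
        if m.sum(): print(n,lab,m.sum(),(np.median(Z[m])-r).round(1),np.mean(X[m]).round(1))
E
python3 - <<'E'
from meas import *
grab("side","s26");grab("top","t26")
crop(load("s26"),275,170,80,70,9,"s26")
meas("s26",8)
E
```

```text
time: 35.58
ee_pos: [594.6, -151.9, 66.8]
tcp_rot: [0.037, 3.141, 0.0]
ft_force: [-0.0, 0.3, 0.2]
gripper_width: 0.337
time: 36.2
ee_pos: [747.1, -119.7, 177.4]
tcp_rot: [0.046, 3.14, -0.005]
ft_force: [0.3, 0.9, -0.5]
gripper_width: 0.003
s26 hinge 9 58.5 -35.6
s26 head 20 56.2 -12.9
s26 stud 23 70.2 19.7
s26 shank 3 51.6 38.4
s26 bar 20 47.0 64.4
s26 legN 11 48.9 35.2
s26 legF 4 48.9 40.7
s26 legNb 11 54.4 -14.7
s26 legFb 11 53.6 -13.9
```

View pics/s26.png

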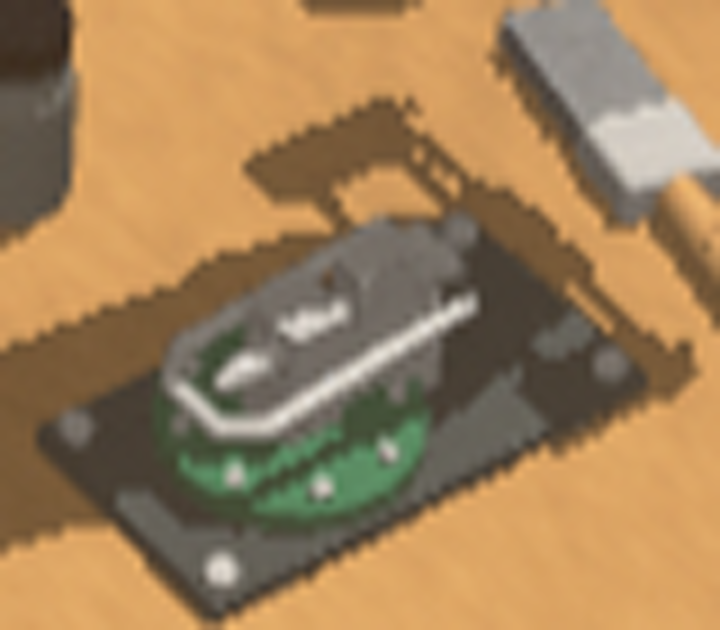

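```bash
python3 -m crank '[{"tx":0,"ty":0,"tz":0,"roll":0}]'; python3 go.py 619 -152.9 80 88.65; python3 -c "
from meas import *
meas('t26',8,0.9)"
```

```text
time: 36.42
ee_pos: [745.2, -115.0, 175.9]
tcp_rot: [-0.035, -3.14, 0.001]
ft_force: [-1.7, -1.3, -0.2]
gripper_width: 0.003
t 36.42 pos [ 745.2 -115.   175.9] yaw 88.71 tilt z [-1.5e-03 -3.0e-04 -1.0e+00] F [-1.7 -1.3 -0.2] w 0.3
rel tx ty tz [125.2 -40.7  96.1] roll 0.001 j [-0.1   0.69  0.34  1.29 -0.23  1.2   1.79]
t26 hinge 20 57.6 -33.2
t26 head 27 56.0 -12.8
t26 stud 29 69.9 19.3
t26 shank 6 49.2 39.1
t26 bar 14 47.2 63.5
t26 legN 17 49.3 33.9
t26 legF 17 49.4 34.0
t26 legNb 15 55.6 -12.6
t26 legFb 17 54.9 -13.4
```

```bash
python3 -m crank '[{"tx":40,"ty":-20,"tz":0,"roll":0},{"tx":85,"ty":-41,"tz":0,"roll":0},{"tx":124,"ty":-41,"tz":20,"roll":0},{"tx":124,"ty":-41,"tz":70,"roll":0},{"tx":124,"ty":-41,"tz":96,"roll":0}]'; python3 -m crank '[{"tx":0,"ty":0,"tz":0,"roll":0},{"tx":0,"ty":0,"tz":0,"roll":0}]'; python3 go.py 619 -152.9 68 88.65
```

```text
time: 37.05
ee_pos: [618.0, -154.9, 79.8]
tcp_rot: [-0.041, -3.14, -0.0]
ft_force: [-1.0, -0.9, 0.4]
gripper_width: 0.006
time: 37.3
ee_pos: [620.8, -154.7, 82.3]
tcp_rot: [0.039, 3.14, -0.001]
ft_force: [0.4, -0.3, 1.0]
gripper_width: 0.011
t 37.3 pos [ 620.8 -154.7   82.3] yaw 88.57 tilt z [ 1.6e-03 -7.0e-04 -1.0e+00] F [ 0.4 -0.3  1. ] w 0.9
rel tx ty tz [ 1.9  1.8 14.3] roll -0.0014 j [-0.05  0.59  0.32  1.71 -0.23  0.88  1.91]
```

```bash
python3 -m crank '[{"tx":0,"ty":1.8,"tz":8,"roll":0},{"tx":0,"ty":1.8,"tz":13,"roll":0},{"tx":0,"ty":1.8,"tz":14,"roll":0},{"tx":0,"ty":1.8,"tz":14,"roll":0}]'; for i in 1; do python3 -m crank '[{"tx":0,"ty":0,"tz":1,"roll":0},{"tx":0,"ty":0,"tz":1,"roll":0}]'; python3 -m crank '[{"tx":0,"ty":0,"tz":1,"roll":0},{"tx":0,"ty":0,"tz":1,"roll":0}]';python3 -m crank '[{"tx":0,"ty":0,"tz":1,"roll":0},{"tx":0,"ty":0,"tz":1,"roll":0}]';  done | grep -A1 -E "ee_pos|ft_f"
```

```text
time: 37.8
ee_pos: [620.6, -151.8, 66.9]
tcp_rot: [-0.037, -3.141, 0.0]
ft_force: [-0.1, 0.2, 0.3]
gripper_width: 0.004
ee_pos: [620.8, -151.8, 66.2]
tcp_rot: [0.037, 3.141, -0.0]
ft_force: [-0.6, 1.3, 3.6]
gripper_width: 0.003
--
ee_pos: [621.2, -151.8, 65.6]
tcp_rot: [0.037, 3.14, -0.0]
ft_force: [-1.5, 0.6, 7.3]
gripper_width: 0.007
--
ee_pos: [621.7, -151.8, 65.2]
tcp_rot: [0.037, 3.139, 0.0]
ft_force: [-1.5, 1.1, 9.7]
gripper_width: 0.006
```

```bash
python3 -m crank '[{"tx":1,"ty":0,"tz":1.5,"roll":0},{"tx":1,"ty":0,"tz":1.5,"roll":0}]'; python3 -m crank '[{"tx":0.5,"ty":0,"tz":1.5,"roll":0},{"tx":0.5,"ty":0,"tz":1.5,"roll":0}]'; python3 -m crank '[{"tx":0,"ty":0,"tz":0,"roll":0},{"tx":0,"ty":0,"tz":0,"roll":0}]'
python3 - <<'E'
from meas import *
grab("side","s27");crop(load("s27"),275,170,80,70,9,"s27")
meas("s27",8)
E
```

```text
time: 38.8
ee_pos: [621.8, -151.8, 64.7]
tcp_rot: [0.037, 3.136, -0.0]
ft_force: [0.5, 1.9, 15.0]
gripper_width: 0.002
time: 39.05
ee_pos: [622.5, -151.9, 64.2]
tcp_rot: [0.037, 3.134, -0.0]
ft_force: [0.1, 2.2, 19.2]
gripper_width: 0.01
time: 39.3
ee_pos: [622.4, -151.8, 64.2]
tcp_rot: [0.037, 3.134, -0.0]
ft_force: [0.3, 1.8, 19.3]
gripper_width: 0.007
s27 hinge 7 60.2 -33.4
s27 head 21 55.5 -11.4
s27 stud 26 69.3 18.9
s27 shank 5 54.9 40.1
s27 bar 20 57.1 63.5
s27 legN 12 55.3 35.0
s27 legF 9 55.6 34.2
s27 legNb 11 54.4 -16.6
s27 legFb 8 55.0 -17.8
```

View pics/s27.png

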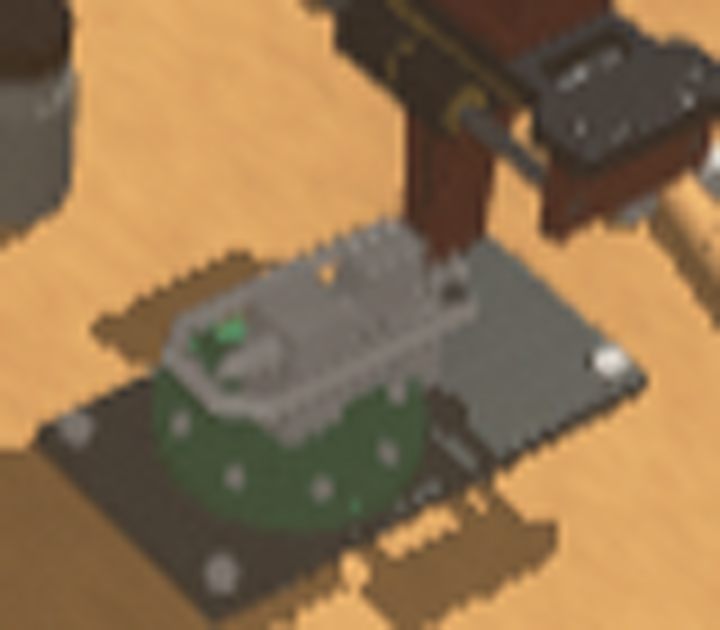

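```bash
python3 -m crank '[{"tx":0,"ty":0,"tz":-25,"roll":0},{"tx":0,"ty":0,"tz":-70,"roll":0},{"tx":35,"ty":0,"tz":-70,"roll":0},{"tx":75,"ty":0,"tz":-70,"roll":0},{"tx":78,"ty":0,"tz":-50,"roll":0}]' 75 10;python3 -m crank '[{"tx":0,"ty":0,"tz":0,"roll":0},{"tx":0,"ty":0,"tz":0,"roll":0}]'; python3 go.py 542.7 -151.1 37 88.65
python3 - <<'E'
from meas import *
grab("side","s28");crop(load("s28"),275,150,80,80,7,"s28")
meas("s28",8)
E
```

```text
time: 39.98
ee_pos: [539.6, -150.4, 111.9]
tcp_rot: [0.039, 3.14, 0.0]
ft_force: [0.7, -0.4, -0.0]
gripper_width: 0.535
time: 40.22
ee_pos: [541.8, -149.9, 111.1]
tcp_rot: [0.037, 3.141, -0.0]
ft_force: [0.5, 0.4, -0.3]
gripper_width: 0.767
t 40.23 pos [ 541.8 -149.9  111.1] yaw 88.64 tilt z [ 4.e-04 -2.e-04 -1.e+00] F [ 0.5  0.4 -0.3] w 67.3
rel tx ty tz [-0.9 -1.1 74.1] roll -0.0001 j [-0.08  0.44  0.34  1.89 -0.19  0.85  1.91]
s28 hinge 11 57.5 -35.5
s28 head 7 55.3 -16.5
s28 stud 15 68.7 21.2
s28 shank 2 51.6 41.3
s28 bar 17 45.9 65.5
s28 legN 15 51.4 34.1
s28 legF 7 46.6 32.8
s28 legNb 12 57.8 -14.3
```

View pics/s28.png

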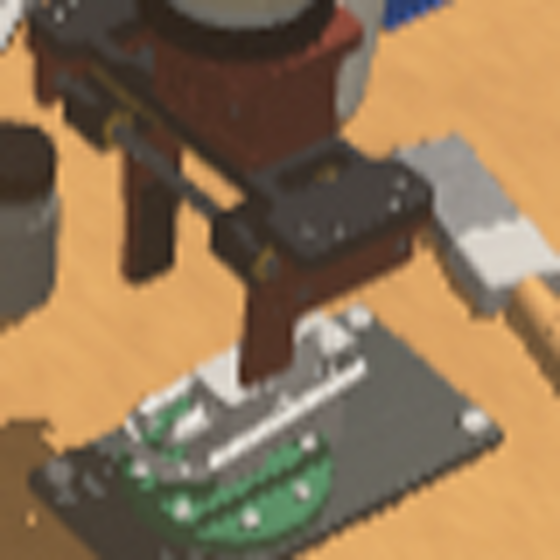

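```bash
python3 -m crank '[{"tx":0,"ty":-1,"tz":15,"roll":0},{"tx":0,"ty":-1,"tz":40,"roll":0},{"tx":0,"ty":-1,"tz":62,"roll":0},{"tx":0,"ty":-1,"tz":74,"roll":0},{"tx":0,"ty":-1,"tz":74,"roll":0}]';python3 -m crank '[{"tx":0,"ty":0,"tz":0,"roll":0},{"tx":0,"ty":0,"tz":0,"roll":0},{"tx":0,"ty":0,"tz":0,"roll":0}]' 45 12; python3 go.py 542.7 -151.1 37 88.65
```

```text
time: 40.9
ee_pos: [540.5, -150.9, 35.8]
tcp_rot: [-0.038, -3.139, -0.0]
ft_force: [-0.1, -0.0, 0.1]
gripper_width: 0.852
time: 41.28
ee_pos: [541.5, -151.0, 37.4]
tcp_rot: [0.037, 3.14, -0.0]
ft_force: [0.5, 0.1, 0.8]
gripper_width: 0.608
t 41.27 pos [ 541.5 -151.    37.4] yaw 88.64 tilt z [ 1.1e-03 -2.0e-04 -1.0e+00] F [0.5 0.1 0.8] w 53.4
rel tx ty tz [-1.2 -0.1  0.4] roll -0.0002 j [-0.04  0.55  0.3   1.93 -0.24  0.7   1.95]
```

```bash
python3 -m crank '[{"tx":0,"ty":0,"tz":-10,"roll":0},{"tx":-1,"ty":0,"tz":-20,"roll":0},{"tx":-4,"ty":0,"tz":-32,"roll":0},{"tx":-9,"ty":0,"tz":-43,"roll":0},{"tx":-16.5,"ty":0,"tz":-54,"roll":0}]'
python3 - <<'E'
from meas import *
grab("side","s29");crop(load("s29"),275,150,80,80,7,"s29")
meas("s29",8)
E
```

```text
time: 41.9
ee_pos: [557.3, -149.4, 91.4]
tcp_rot: [-0.035, -3.14, -0.003]
ft_force: [-0.9, 4.0, -4.6]
gripper_width: 0.604
s29 hinge 3 56.5 -34.6
s29 stud 23 69.1 20.6
s29 shank 2 55.5 40.2
s29 bar 1 55.8 59.0
s29 legNb 3 61.3 -22.3
```

View pics/s29.png

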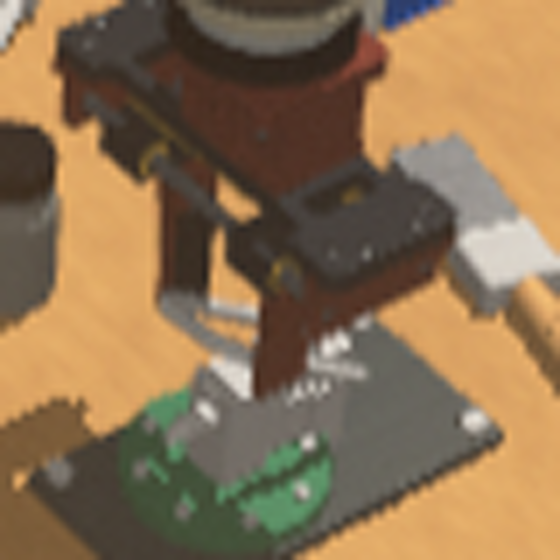

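```bash
python3 -m crank '[{"tx":-9,"ty":0,"tz":-9,"roll":0},{"tx":-19.5,"ty":0,"tz":-16,"roll":0},{"tx":-31,"ty":0,"tz":-21.5,"roll":0},{"tx":-43,"ty":0,"tz":-25,"roll":0},{"tx":-56,"ty":0,"tz":-26,"roll":0}]'
python3 -m crank '[{"tx":-12.5,"ty":0,"tz":1,"roll":0},{"tx":-25,"ty":0,"tz":4.5,"roll":0},{"tx":-36,"ty":0,"tz":10,"roll":0},{"tx":-36,"ty":0,"tz":10,"roll":0}]'
python3 - <<'E'
from meas import *
grab("side","s30");crop(load("s30"),275,140,90,90,6.6,"s30")
meas("s30",8)
E
```

```text
time: 42.58
ee_pos: [614.9, -153.1, 117.2]
tcp_rot: [0.038, 3.14, -0.001]
ft_force: [-1.0, -0.5, -2.8]
gripper_width: 0.608
time: 43.08
ee_pos: [649.8, -153.2, 105.7]
tcp_rot: [-0.037, -3.14, -0.0]
ft_force: [-0.3, -0.5, -2.6]
gripper_width: 0.606
s30 stud 25 69.4 19.7
```

View pics/s30.png

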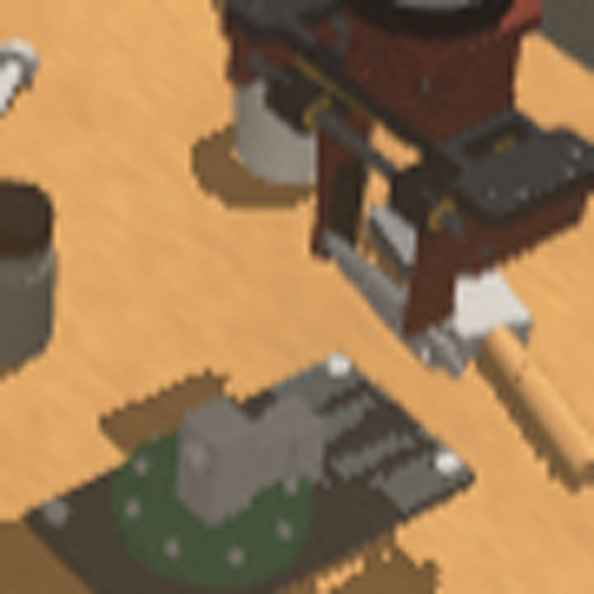

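```bash
python3 - <<'E'
from h import *
s=load("s30");crop(s,310,150,70,60,11,"s30b")
d=grab("top","t30");crop(d,225,90,90,90,6.6,"t30")
P=cloud(s); 
E
```

```text
(no output)
```

View pics/s30b.png

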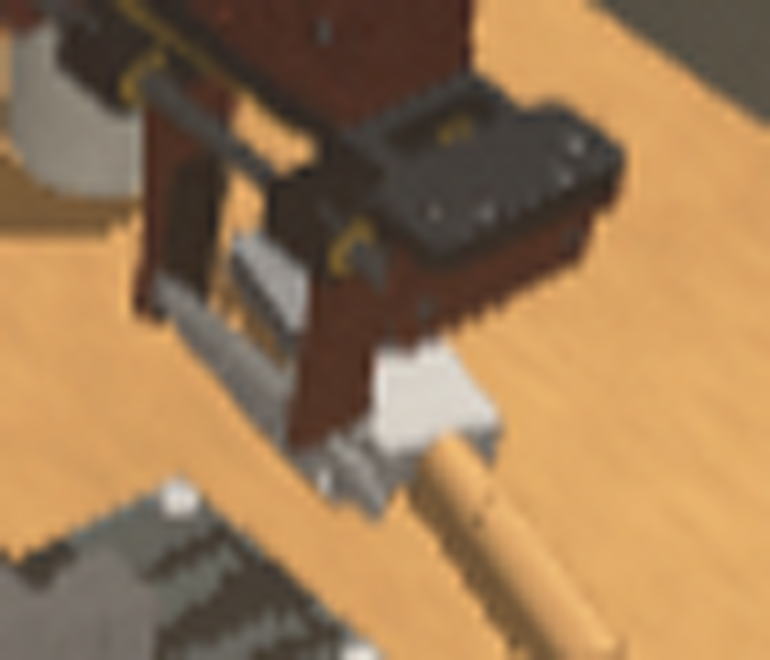

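View pics/t30.png

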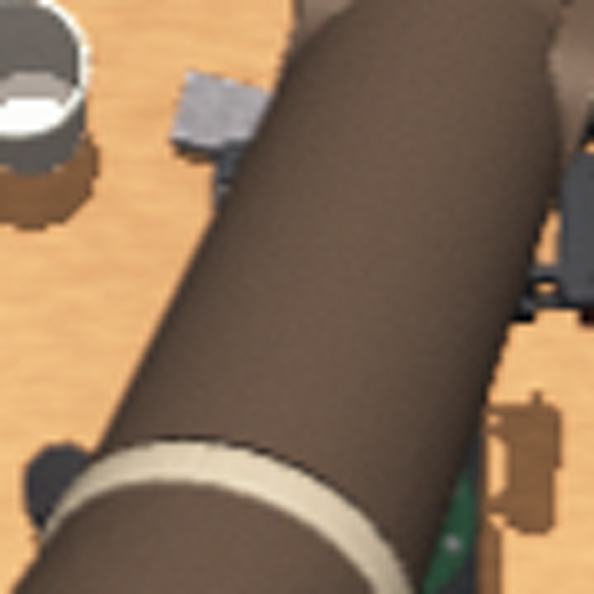

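```bash
python3 -m crank '[{"tx":0,"ty":0,"tz":0,"roll":0},{"tx":0,"ty":0,"tz":-10,"roll":0},{"tx":15,"ty":0,"tz":-35,"roll":0},{"tx":30,"ty":0,"tz":-60,"roll":0},{"tx":30,"ty":0,"tz":-60,"roll":0}]' 40 30
python3 - <<'E'
from h import *
s=grab("side","s31");crop(s,290,120,80,70,10,"s31")
P=cloud(s); u,v=np.meshgrid(range(512),range(384))
E
```

```text
time: 43.8
ee_pos: [620.3, -153.5, 169.9]
tcp_rot: [0.039, 3.137, -0.001]
ft_force: [0.6, 0.6, -2.5]
gripper_width: 0.6
```

View pics/s31.png

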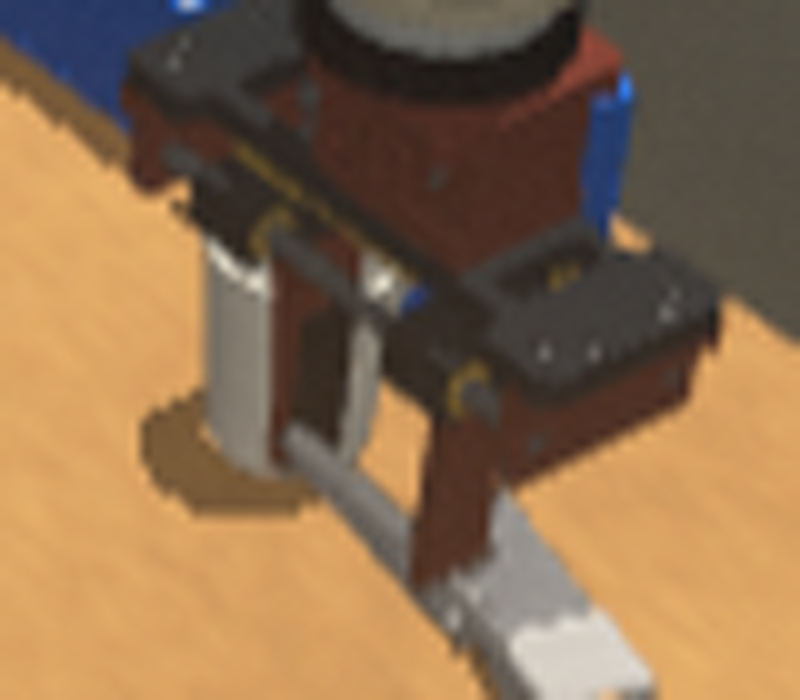

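```bash
python3 - <<'E'
from h import *
s=load("s31"); P=cloud(s)-[0,0,-2.5]
for (c,r) in [(290,435),(310,460),(350,500),(380,540),(405,575),(435,600),(455,625),(480,660),(520,560),(540,650),(330,420),(365,350),(385,290)]:
    u=290+c/10;v=120+r/10; print((c,r),P[int(v),int(u)].round(0),s["img"][int(v),int(u)])
q=P.reshape(-1,3); m=(q[:,2]>20)&(abs(q[:,1]+152)<45)&(q[:,0]>560)&(q[:,0]<780)&(q[:,2]<225)
col=s["img"].reshape(-1,3).astype(int)[m]; q=q[m]
g=(col.max(1)-col.min(1)<25)
print(len(q),g.sum()); a=q[g]; a=a[np.argsort(a[:,2])]; print(a[::max(1,len(a)//60)].round(0).tolist())
E
```

```text
(290, 435) [ 600. -140.  200.] [124 118 111]
(310, 460) [ 597. -152.  198.] [113 106  98]
(350, 500) [ 598. -169.  195.] [109 102  95]
(380, 540) [ 620. -162.  164.] [104  98  90]
(405, 575) [ 632. -160.  144.] [102  90  82]
(435, 600) [ 639. -167.  133.] [109 102  96]
(455, 625) [ 647. -169.  123.] [151 145 137]
(480, 660) [744. -98.   0.] [106  82  57]
(520, 560) [772. -85.  20.] [150 146 142]
(540, 650) [ 746. -122.   21.] [213 208 198]
(330, 420) [ 628. -128.  181.] [58 46 37]
(365, 350) [773.   1.  53.] [135 127 114]
(385, 290) [773.  -4.  82.] [127 121 109]
598 407
[[762.0, -114.0, 20.0], [570.0, -190.0, 20.0], [568.0, -183.0, 21.0], [759.0, -136.0, 21.0], [766.0, -142.0, 21.0], [746.0, -122.0, 21.0], [596.0, -164.0, 22.0], [746.0, -135.0, 22.0], [567.0, -118.0, 23.0], [745.0, -141.0, 23.0], [572.0, -164.0, 24.0], [762.0, -137.0, 24.0], [750.0, -135.0, 25.0], [588.0, -163.0, 26.0], [597.0, -163.0, 29.0], [606.0, -166.0, 30.0], [561.0, -166.0, 32.0], [612.0, -164.0, 34.0], [600.0, -163.0, 36.0], [565.0, -166.0, 38.0], [598.0, -160.0, 39.0], [583.0, -163.0, 42.0], [585.0, -161.0,
[... 370 characters left out ...]
2.0], [568.0, -167.0, 75.0], [651.0, -183.0, 118.0], [642.0, -169.0, 125.0], [640.0, -163.0, 130.0], [639.0, -167.0, 133.0], [646.0, -181.0, 136.0], [666.0, -163.0, 140.0], [638.0, -183.0, 146.0], [627.0, -181.0, 154.0], [620.0, -162.0, 164.0], [615.0, -135.0, 174.0], [610.0, -132.0, 178.0], [607.0, -152.0, 182.0], [632.0, -127.0, 186.0], [634.0, -126.0, 188.0], [606.0, -174.0, 190.0], [627.0, -128.0, 193.0], [602.0, -134.0, 194.0], [599.0, -176.0, 195.0], [600.0, -142.0, 197.0], [599.0, -159.0, 198.0], [596.0, -175.0, 200.0], [596.0, -166.0, 201.0], [599.0, -158.0, 202.0], [614.0, -129.0, 204.0], [621.0, -129.0, 208.0], [624.0, -129.0, 213.0], [616.0, -129.0, 217.0], [615.0, -129.0, 221.0]]
```

```bash
python3 go.py 673 -45 62 88.65; python3 -m crank '[{"tx":-12,"ty":30,"tz":0,"roll":0},{"tx":-30,"ty":75,"tz":0,"roll":0},{"tx":-50,"ty":108,"tz":20,"roll":0},{"tx":-50,"ty":108,"tz":65,"roll":0},{"tx":-50,"ty":108,"tz":103,"roll":0}]' 40 15; python3 go.py 673 -45 62 88.65
python3 - <<'E'
from h import *
s=grab("side","s32");crop(s,275,110,80,80,9,"s32")
E
```

```text
t 43.85 pos [ 620.2 -152.9  168.3] yaw 88.62 tilt z [ 0.0029  0.     -1.    ] F [ 0.2 -0.  -2.9] w 53.0
rel tx ty tz [-49.9 109.1 106.5] roll -0.0005 j [-0.08  0.49  0.35  1.64 -0.19  1.04  1.88]
time: 44.48
ee_pos: [671.8, -44.6, 61.0]
tcp_rot: [-0.034, -3.139, -0.0]
ft_force: [-10.4, 0.8, 15.7]
gripper_width: 0.608
t 44.48 pos [671.8 -44.6  61. ] yaw 88.74 tilt z [-2.e-03  3.e-04 -1.e+00] F [-10.4   0.8  15.7] w 53.3
rel tx ty tz [-1.2 -0.4 -1. ] roll 0.0016 j [-0.2   0.67  0.3   1.63 -0.24  0.89  1.73]
```

View pics/s32.png

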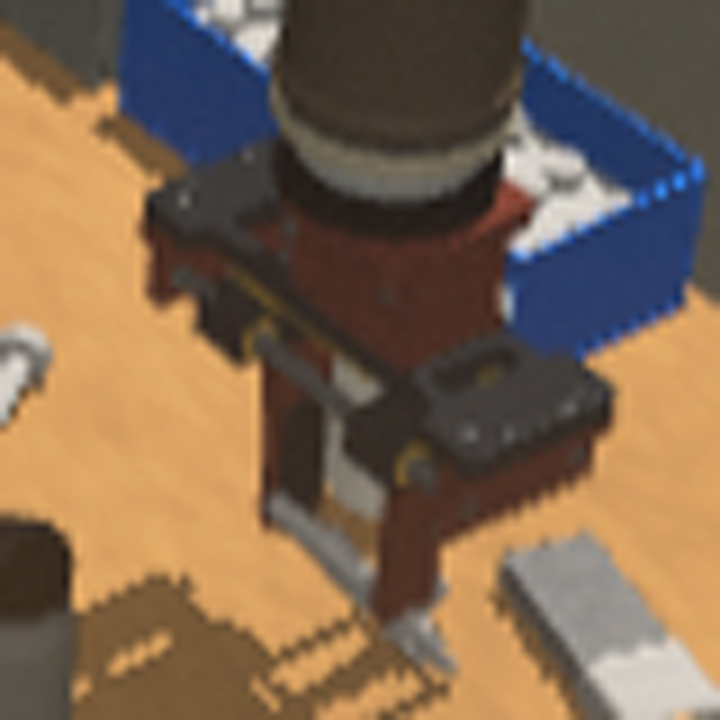

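```bash
python3 -m crank '[{"tx":9,"ty":0,"tz":6,"roll":0},{"tx":17,"ty":0,"tz":17,"roll":0},{"tx":25,"ty":0,"tz":30,"roll":0},{"tx":32,"ty":0,"tz":44,"roll":0},{"tx":36,"ty":0,"tz":54,"roll":0}]' 40 6; python3 go.py 673 -45 62 88.65
python3 - <<'E'
from h import *
s=grab("side","s33");crop(s,265,120,80,80,9,"s33")
E
```

```text
time: 45.15
ee_pos: [636.0, -45.0, 9.2]
tcp_rot: [0.037, 3.141, 0.0]
ft_force: [0.6, 1.0, 0.8]
gripper_width: 0.615
t 45.15 pos [636.  -45.    9.2] yaw 88.64 tilt z [ 7.e-04  1.e-04 -1.e+00] F [0.6 1.  0.8] w 54.0
rel tx ty tz [-37.    0.9 -52.8] roll -0.0002 j [-0.2   0.68  0.27  1.75 -0.25  0.74  1.75]
```

View pics/s33.png

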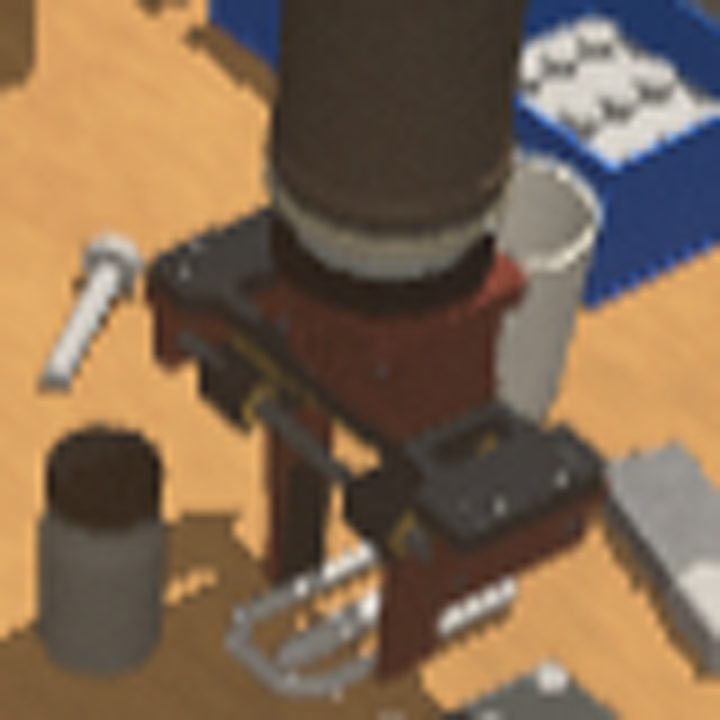

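```bash
python3 -m crank '[{"tx":0,"ty":0,"tz":0,"roll":0},{"tx":0,"ty":0,"tz":0,"roll":0},{"tx":0,"ty":0,"tz":-30,"roll":0},{"tx":0,"ty":0,"tz":-70,"roll":0},{"tx":0,"ty":0,"tz":-95,"roll":0}]' 75 40
python3 - <<'E'
from fit import *
s=grab("side","s34"); crop(s,270,160,80,60,9,"s34")
roi=(278,168,335,212); u0,v0,u1,v1=roi
hsv=cv2.cvtColor(s["img"][v0:v1,u0:u1],cv2.COLOR_RGB2HSV).astype(int)
E
```

```text
time: 45.82
ee_pos: [637.3, -45.4, 107.3]
tcp_rot: [0.038, 3.139, -0.0]
ft_force: [-0.4, 0.8, -0.3]
gripper_width: 0.856
```

View pics/s34.png

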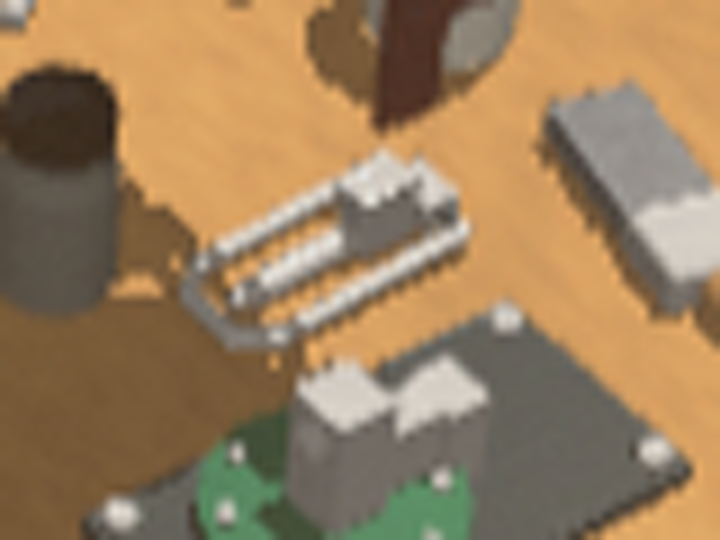

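```bash
python3 - <<'E'
from fit import *
s=load("s34"); roi=(285,170,325,202); u0,v0,u1,v1=roi
hsv=cv2.cvtColor(s["img"][v0:v1,u0:u1],cv2.COLOR_RGB2HSV).astype(int)
m=((hsv[...,1]<75)&(hsv[...,2]>70)).astype(np.uint8)
nn,lab,st,_=cv2.connectedComponentsWithStats(m); m=(lab==1+st[1:,4].argmax()).astype(float)
def cost(p): return np.abs(render(s,place(pin_parts(2.6),p[0],p[1],6,p[2]),roi=roi)-m).sum()
best=None
for x0 in(625,635,645):
    q=np.array([x0,-48,3.118]); r=minimize(cost,q,method="Nelder-Mead",options=dict(initial_simplex=[q,q+[6,0,0],q+[0,6,0],q+[0,0,.08]]))
    if best is None or r.fun<best.fun: best=r
print(best.x,best.fun,m.sum())
x=best.x
im=cv2.resize(np.ascontiguousarray(s["img"][v0:v1,u0:u1,::-1]),None,fx=14,fy=14,interpolation=cv2.INTER_CUBIC)
for q in place(pin_parts(2.6),x[0],x[1],6,x[2]):
    h=cv2.convexHull((((proj(s,q)-[u0-.5,v0-.5])*14)-.5).astype(np.float32)).astype(int); cv2.polylines(im,[h],True,(0,0,255),1)
cv2.imwrite("pics/ov34.png",im)
E
python3 go.py 640 -47 15 88.65
```

```text
[656.33038215 -47.14452549   3.18924191] 64.37647058823529 302.0
t 45.88 pos [638.8 -45.5 110.3] yaw 88.61 tilt z [ 6.7e-03  2.0e-04 -1.0e+00] F [0.8 0.3 2.3] w 74.8
rel tx ty tz [-0.6 -1.5 95.3] roll -0.0006 j [-0.23  0.55  0.32  1.69 -0.21  0.92  1.72]
```

View pics/ov34.png

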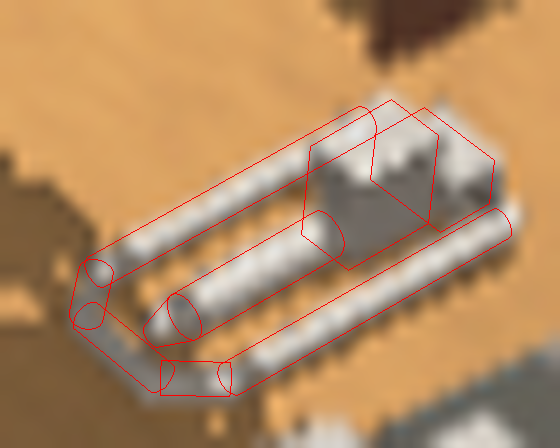

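```bash
python3 -m crank '[{"tx":-15,"ty":0.5,"tz":10,"roll":0},{"tx":-30,"ty":0.5,"tz":35,"roll":0},{"tx":-30,"ty":0.5,"tz":65,"roll":0},{"tx":-30,"ty":0.5,"tz":84,"roll":0},{"tx":-30,"ty":0.5,"tz":88,"roll":0}]' 36 40; python3 go.py 668.5 -45 18 88.65
python3 - <<'E'
from h import *
s=grab("side","s35"); crop(s,270,150,80,60,9,"s35")
E
```

```text
time: 46.5
ee_pos: [664.9, -45.3, 14.2]
tcp_rot: [-0.037, -3.138, 0.0]
ft_force: [0.6, 0.2, -0.4]
gripper_width: 0.408
t 46.5 pos [664.9 -45.3  14.2] yaw 88.64 tilt z [-3.8e-03 -1.0e-04 -1.0e+00] F [ 0.6  0.2 -0.4] w 35.8
rel tx ty tz [-3.6  0.4 -3.8] roll -0.0002 j [-0.19  0.72  0.28  1.66 -0.26  0.8   1.75]
```

View pics/s35.png

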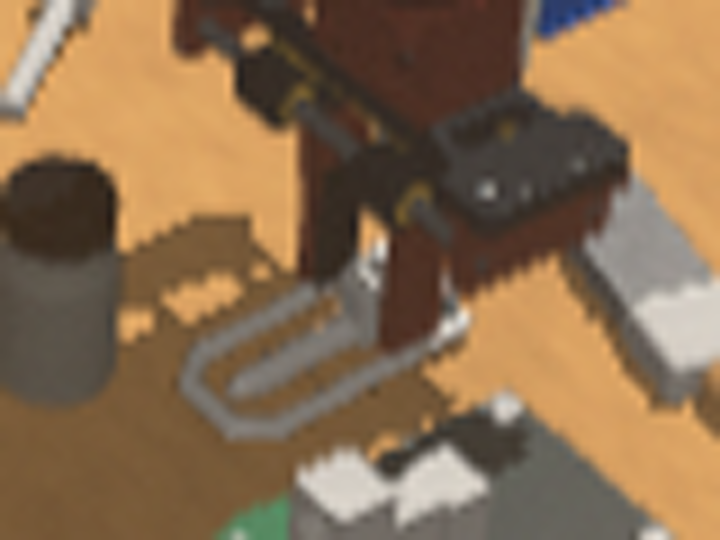

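```bash
python3 -m crank '[{"tx":-2,"ty":0.3,"tz":-3,"roll":0},{"tx":-2,"ty":0.3,"tz":-3,"roll":0}]'; python3 -m crank '[{"tx":0,"ty":0,"tz":0,"roll":0},{"tx":0,"ty":0,"tz":0,"roll":0},{"tx":0,"ty":0,"tz":0,"roll":0}]' 5 45; python3 go.py 645.2 -153.3 91.5 88.65
```

```text
time: 46.8
ee_pos: [669.4, -45.0, 21.4]
tcp_rot: [0.037, 3.139, 0.0]
ft_force: [-0.7, -0.0, 0.7]
gripper_width: 0.411
time: 47.18
ee_pos: [668.2, -45.0, 20.1]
tcp_rot: [0.037, 3.141, 0.0]
ft_force: [-0.3, 0.1, 0.3]
gripper_width: 0.176
t 47.17 pos [668.2 -45.   20.1] yaw 88.64 tilt z [ 4.e-04  1.e-04 -1.e+00] F [-0.3  0.1  0.3] w 15.4
rel tx ty tz [  20.4 -108.8  -71.4] roll -0.0002 j [-0.19  0.71  0.28  1.66 -0.25  0.81  1.75]
```

```bash
python3 -m crank '[{"tx":0,"ty":0,"tz":-25,"roll":0},{"tx":2,"ty":-10,"tz":-60,"roll":0},{"tx":8,"ty":-45,"tz":-80,"roll":0},{"tx":15,"ty":-85,"tz":-80,"roll":0},{"tx":18,"ty":-108.5,"tz":-78,"roll":0}]'; python3 -m crank '[{"tx":0,"ty":0,"tz":0,"roll":0},{"tx":0,"ty":0,"tz":0,"roll":0}]'; python3 go.py 645.2 -153.3 94 88.65
python3 - <<'E'
from h import *
s=grab("side","s36"); crop(s,275,150,80,80,8,"s36")
E
```

```text
time: 47.8
ee_pos: [646.7, -155.6, 97.9]
tcp_rot: [-0.041, -3.141, 0.001]
ft_force: [-0.8, 0.5, -2.0]
gripper_width: 0.176
time: 48.05
ee_pos: [647.7, -151.1, 97.1]
tcp_rot: [-0.035, -3.14, -0.003]
ft_force: [-0.2, 0.4, -3.0]
gripper_width: 0.177
t 48.05 pos [ 647.7 -151.1   97.1] yaw 88.72 tilt z [-9.0e-04  1.6e-03 -1.0e+00] F [-0.2  0.4 -3. ] w 15.5
rel tx ty tz [ 2.5 -2.3  3.1] roll 0.0012 j [-0.06  0.61  0.32  1.63 -0.23  0.94  1.89]
```

View pics/s36.png

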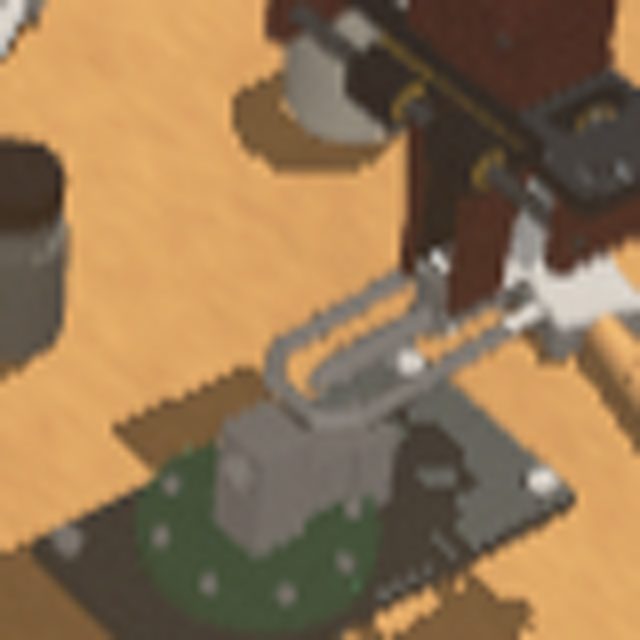

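```bash
python3 - <<'E'
from fx import *
yaw=3.118; xd=np.array([np.cos(yaw),np.sin(yaw)])
o=np.array([647.7,-151.1])+12.7*xd
dd=load("s36");u0,v0,u1,v1=(295,175,350,230);S=11
im=cv2.resize(np.ascontiguousarray(dd["img"][v0:v1,u0:u1,::-1]),None,fx=S,fy=S,interpolation=cv2.INTER_CUBIC)
for q in place(pin_parts(2.6),o[0],o[1],83,yaw)+place(steel_parts(),560.7,-151.5,0,yaw):
    h=cv2.convexHull((((proj(dd,q)+[.8,1.]-[u0-.5,v0-.5])*S)-.5).astype(np.float32)).astype(int); cv2.polylines(im,[h],True,(0,0,255),1)
cv2.imwrite("pics/ov36.png",im)
E
```

```text
(no output)
```

View pics/ov36.png

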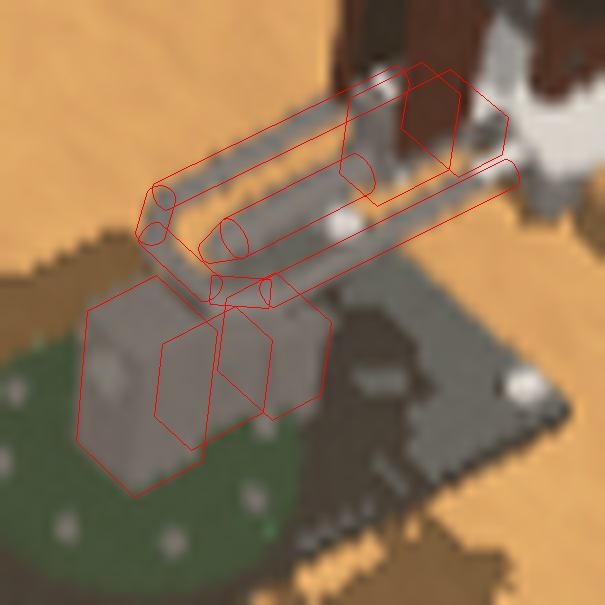

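```bash
python3 -m crank '[{"tx":4,"ty":-2,"tz":0,"roll":0},{"tx":8,"ty":-2,"tz":4,"roll":0},{"tx":8,"ty":-2,"tz":13,"roll":0},{"tx":8,"ty":-2,"tz":21,"roll":0},{"tx":8,"ty":-2,"tz":26,"roll":0}]'; python3 -m crank '[{"tx":0,"ty":0,"tz":0.5,"roll":0},{"tx":0,"ty":0,"tz":0.5,"roll":0}]'; python3 go.py 639.7 -153.2 69.2 88.65
python3 - <<'E'
from h import *
s=grab("side","s37"); crop(s,295,170,55,55,11,"s37")
E
```

```text
time: 48.72
ee_pos: [639.2, -154.8, 70.9]
tcp_rot: [-0.037, -3.14, -0.0]
ft_force: [0.1, 0.3, -1.3]
gripper_width: 0.174
time: 48.98
ee_pos: [639.5, -154.9, 71.3]
tcp_rot: [-0.037, -3.141, -0.0]
ft_force: [-0.6, 0.0, -1.0]
gripper_width: 0.177
t 48.98 pos [ 639.5 -154.9   71.3] yaw 88.64 tilt z [-3.e-04  2.e-04 -1.e+00] F [-0.6  0.  -1. ] w 15.5
rel tx ty tz [-0.2  1.7  2.1] roll -0.0002 j [-0.05  0.63  0.31  1.66 -0.23  0.88  1.9 ]
```

View pics/s37.png

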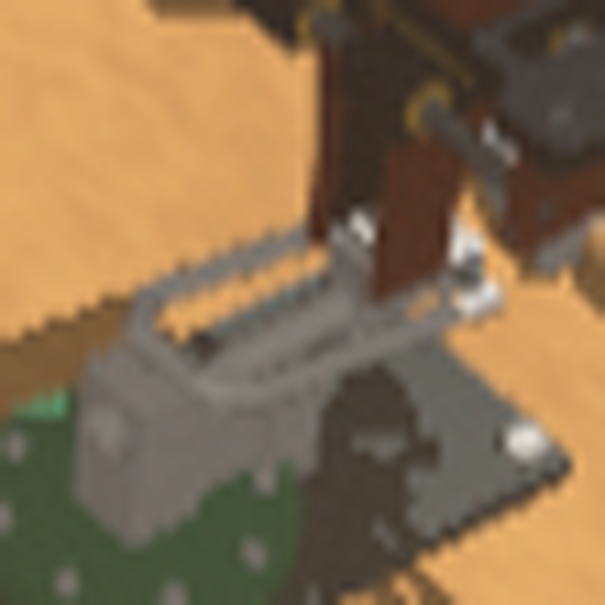

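```bash
python3 -m crank '[{"tx":0,"ty":1.7,"tz":2.2,"roll":0},{"tx":4,"ty":1.7,"tz":2.2,"roll":0},{"tx":10,"ty":1.7,"tz":2.2,"roll":0},{"tx":16,"ty":1.8,"tz":2.2,"roll":0},{"tx":16,"ty":1.8,"tz":2.2,"roll":0}]'; python3 go.py 582 -151.9 69 88.65
python3 - <<'E'
from h import *
s=grab("side","s38"); crop(s,290,170,60,60,10,"s38")
E
```

```text
time: 49.65
ee_pos: [622.7, -152.8, 69.2]
tcp_rot: [-0.038, -3.141, -0.0]
ft_force: [-0.3, -0.1, -0.7]
gripper_width: 0.177
t 49.65 pos [ 622.7 -152.8   69.2] yaw 88.62 tilt z [-7.e-04  2.e-04 -1.e+00] F [-0.3 -0.1 -0.7] w 15.6
rel tx ty tz [40.8 -0.1  0.3] roll -0.0006 j [-0.05  0.61  0.31  1.71 -0.23  0.86  1.91]
```

View pics/s38.png

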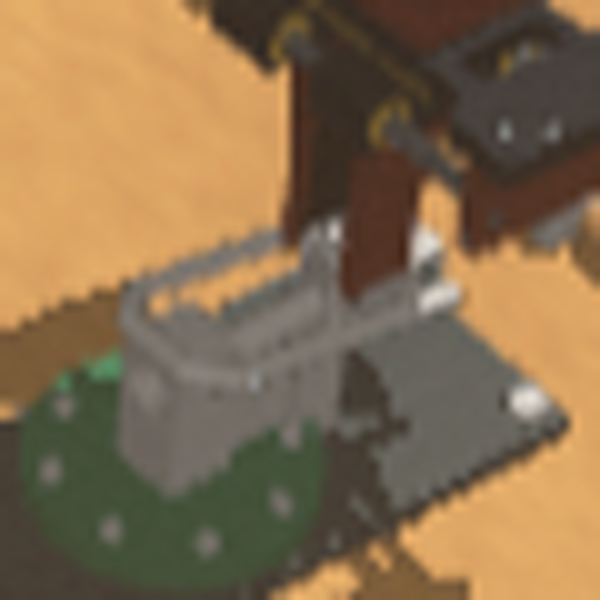

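```bash
python3 -m crank '[{"tx":9,"ty":0,"tz":0,"roll":0},{"tx":18,"ty":0,"tz":0,"roll":0},{"tx":27,"ty":0,"tz":0,"roll":0},{"tx":34,"ty":0,"tz":0,"roll":0},{"tx":37,"ty":0,"tz":0,"roll":0}]'; python3 -m crank '[{"tx":2,"ty":0,"tz":0,"roll":0},{"tx":3,"ty":0,"tz":0,"roll":0}]'; python3 go.py 582 -151.9 69 88.65
python3 - <<'E'
from h import *
s=grab("side","s39"); crop(s,285,170,60,60,10,"s39")
E
```

```text
time: 50.32
ee_pos: [586.2, -151.8, 69.2]
tcp_rot: [0.038, 3.141, 0.0]
ft_force: [1.3, -0.8, -4.6]
gripper_width: 0.18
time: 50.58
ee_pos: [583.8, -151.6, 69.1]
tcp_rot: [0.037, 3.141, 0.0]
ft_force: [1.6, 0.0, -4.5]
gripper_width: 0.178
t 50.58 pos [ 583.8 -151.6   69.1] yaw 88.65 tilt z [ 3.e-04  0.e+00 -1.e+00] F [ 1.6  0.  -4.5] w 15.6
rel tx ty tz [ 1.8 -0.3  0.1] roll 0.0001 j [-0.05  0.56  0.31  1.81 -0.22  0.81  1.92]
```

View pics/s39.png

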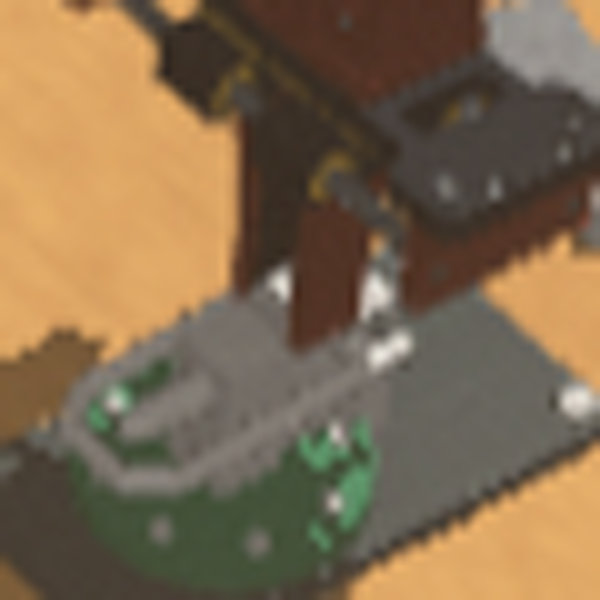

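```bash
python3 -m crank '[{"tx":1,"ty":0,"tz":0,"roll":0},{"tx":1.5,"ty":0,"tz":0.7,"roll":0}]'; python3 -m crank '[{"tx":1,"ty":0,"tz":0.8,"roll":0},{"tx":1,"ty":0,"tz":0.8,"roll":0}]'; python3 -m crank '[{"tx":0,"ty":0,"tz":0.8,"roll":0},{"tx":0,"ty":0,"tz":0.8,"roll":0}]'
python3 - <<'E'
from meas import *
grab("side","s40"); meas("s40",0)
E
```

```text
time: 50.88
ee_pos: [583.7, -151.7, 69.0]
tcp_rot: [0.037, 3.138, -0.001]
ft_force: [5.1, 0.4, -0.8]
gripper_width: 0.18
time: 51.12
ee_pos: [583.7, -151.7, 69.0]
tcp_rot: [0.037, 3.136, -0.001]
ft_force: [6.5, 1.5, -0.7]
gripper_width: 0.175
time: 51.38
ee_pos: [583.8, -151.8, 68.3]
tcp_rot: [0.037, 3.136, -0.001]
ft_force: [7.1, 0.8, 0.2]
gripper_width: 0.177
s40 hinge 2 60.2 -36.9
s40 head 9 58.6 -6.9
s40 stud 27 70.2 10.8
s40 shank 6 54.4 37.2
s40 bar 20 48.0 64.7
s40 legN 7 49.3 33.4
s40 legF 5 49.5 35.6
s40 legNb 6 55.5 -16.6
s40 legFb 1 51.8 -2.9
```

```bash
python3 -m crank '[{"tx":-0.5,"ty":0,"tz":0.8,"roll":0},{"tx":-0.5,"ty":0,"tz":0.8,"roll":0}]'; python3 -m crank '[{"tx":-0.5,"ty":0,"tz":0.8,"roll":0},{"tx":-0.5,"ty":0,"tz":0.8,"roll":0}]'
```

```text
time: 51.68
ee_pos: [583.8, -151.9, 67.4]
tcp_rot: [0.037, 3.137, -0.001]
ft_force: [5.7, -0.3, 3.6]
gripper_width: 0.178
time: 51.92
ee_pos: [583.8, -151.9, 66.7]
tcp_rot: [0.037, 3.138, -0.0]
ft_force: [3.8, 2.0, 6.8]
gripper_width: 0.178
```

```bash
python3 -m crank '[{"tx":0,"ty":0,"tz":-0.5,"roll":0},{"tx":0,"ty":0,"tz":-0.5,"roll":0},{"tx":0,"ty":0,"tz":-0.5,"roll":0}]' 30; python3 -m crank '[{"tx":0,"ty":0,"tz":-20,"roll":0},{"tx":0,"ty":0,"tz":-55,"roll":0},{"tx":-40,"ty":0,"tz":-70,"roll":0},{"tx":-95,"ty":0,"tz":-70,"roll":0},{"tx":-100,"ty":0,"tz":-60,"roll":0}]' 0
python3 - <<'E'
from meas import *
grab("side","s41"); meas("s41",0); crop(load("s41"),285,170,60,60,10,"s41")
E
```

```text
time: 52.3
ee_pos: [580.8, -151.6, 65.2]
tcp_rot: [-0.038, -3.139, -0.001]
ft_force: [0.7, -0.3, -0.5]
gripper_width: 0.34
time: 52.92
ee_pos: [684.7, -153.1, 125.3]
tcp_rot: [0.034, 3.14, 0.0]
ft_force: [-0.0, 0.5, -1.0]
gripper_width: 0.001
s41 hinge 8 57.7 -36.9
s41 head 19 56.3 -13.9
s41 stud 25 70.7 11.1
s41 shank 4 49.8 37.9
s41 bar 15 46.8 64.5
s41 legN 8 48.5 35.9
s41 legF 6 48.8 33.6
s41 legNb 7 55.6 -11.5
s41 legFb 8 52.9 -18.3
```

View pics/s41.png

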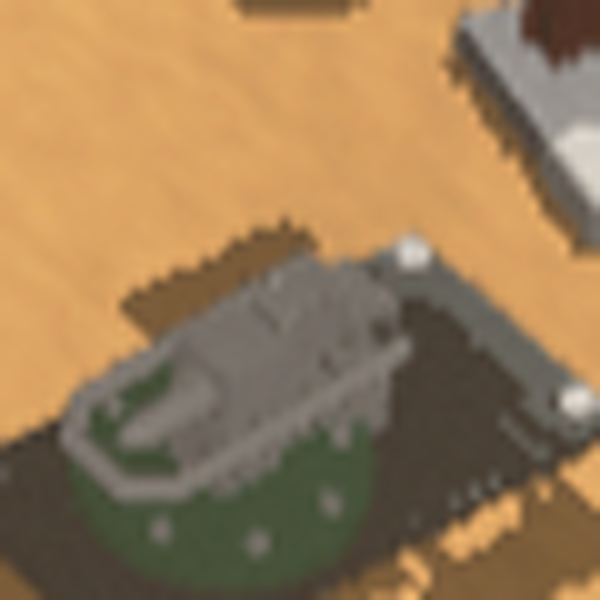

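```bash
python3 -m crank '[{"tx":0,"ty":20,"tz":-40,"roll":0},{"tx":30,"ty":60,"tz":-60,"roll":0},{"tx":70,"ty":100,"tz":-60,"roll":0},{"tx":110,"ty":140,"tz":-60,"roll":0},{"tx":150,"ty":180,"tz":-60,"roll":0}]'; python3 -m crank '[{"tx":35,"ty":35,"tz":0,"roll":0},{"tx":70,"ty":70,"tz":0,"roll":0},{"tx":80,"ty":100,"tz":0,"roll":0}]'
python3 - <<'E'
from meas import *
grab("side","s42"); t=grab("top","t42"); meas("s42",0); meas("t42",0,.9)
yaw=3.118
def pit(p,x):
    M=R.from_euler("y",p).as_matrix()
    return [ (q-[x,0,0])@M.T+[x,0,0] for q in pin_parts(2.65)]
dd=load("t42");u0,v0,u1,v1=(262,140,302,195);S=10;ims=[]
for r in(0,4):
    im=cv2.resize(np.ascontiguousarray(dd["img"][v0:v1,u0:u1,::-1]),None,fx=S,fy=S,interpolation=cv2.INTER_CUBIC)
    for q in place(pit(.1,24),572.7+r,-151.75,53,yaw)+place(steel_parts(),560.7,-151.5,0,yaw):
        h=cv2.convexHull((((proj(dd,q)+[0,-.3]-[u0-.5,v0-.5])*S)-.5).astype(np.float32)).astype(int); cv2.polylines(im,[h],True,(0,0,255),1)
    ims.append(im)
cv2.imwrite("pics/ov42.png",np.hstack(ims)[:,:800])
cv2.imwrite("pics/t42.png",cv2.resize(dd["img"][:,:,::-1],None,fx=1.5,fy=1.5))
E
```

```text
time: 53.6
ee_pos: [533.0, 30.0, 185.1]
tcp_rot: [-0.038, -3.139, 0.0]
ft_force: [0.4, 0.5, -0.5]
gripper_width: 0.004
time: 53.98
ee_pos: [454.9, 131.4, 185.3]
tcp_rot: [-0.036, -3.139, 0.001]
ft_force: [1.0, 0.7, -0.5]
gripper_width: 0.009
s42 hinge 12 58.4 -36.6
s42 head 21 55.5 -12.4
s42 stud 26 70.2 9.9
s42 shank 3 50.7 34.0
s42 bar 14 45.1 64.2
s42 legN 8 49.1 35.5
s42 legF 9 48.3 32.0
s42 legNb 7 54.2 -17.7
s42 legFb 7 54.5 -16.0
t42 hinge 19 56.9 -35.0
t42 head 26 56.0 -14.3
t42 stud 26 69.5 10.8
t42 shank 11 50.7 35.6
t42 bar 21 46.0 63.3
t42 legN 18 49.1 35.0
t42 legF 17 48.1 33.8
t42 legNb 17 55.1 -14.6
t42 legFb 20 54.1 -15.6
```

View pics/ov42.png

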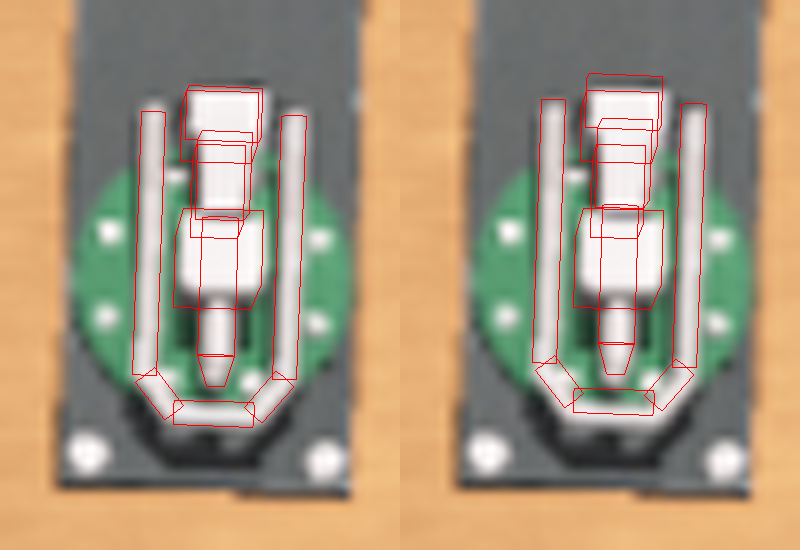

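View pics/t42.png

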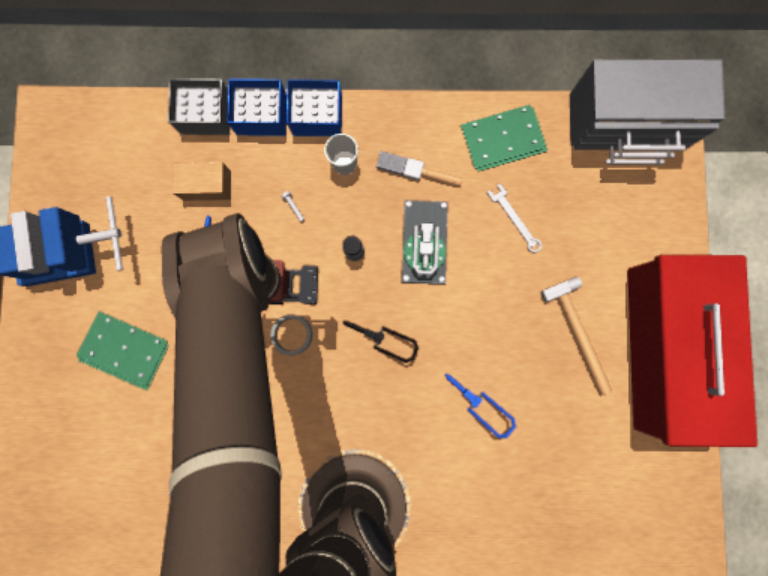

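```bash
python3 - <<'E'
from station import workorder, robot
s=robot.state(); print(s["time"],s["ft_force"],s["joint_velocities"].round(3))
print(workorder.finish_job())
E
```

```text
54.075 [ 0.64646151 -0.39219607 -0.66689173] [ 0.041  0.012  0.054 -0.014  0.014 -0.001  0.061]
the job is handed in; nothing more can be done
None
```

I handed the job in at 54 s. At the last check the linchpin was home in the stud with its ring shut over the end. Two things are not clean: the order of the second closing, and a slight nose-down tilt.

**What I did**
1. I stood the rivet jar upright on the bench at about (560, 10) mm.
2. I pushed the linchpin home with its ring open. A contact of about 5 N at the shoulder and a rise in vertical force of about 6 N showed it seated on the head rest.
3. I swung the ring over the stud and it snapped shut, at about 24 s.

**What went wrong**
- **Tilt:** After the snap the pin sat tilted about 0.1 rad nose-down, with the head's rear 3–5 mm above level. Pressing the head down and re-gripping it did not cure this. While trying, I drew the pin back about 8 mm with the ring shut.
- **Pin pulled out:** I then tried to reopen the ring and pulled the pin out of the hole altogether. I laid it on the bench and gripped it again. I reinserted it with the ring's bar riding over the stud's top, so the ring dropped shut before the pin was fully home.
- **Order:** The order asked for was followed the first time, but not in this second closing. I did not reopen and repeat it, because that risked pulling the pin out again.

**Last checks**
- **Pin and ring:** The top-camera overlay matches the fully home position to about 1 mm, with the ring around the stud and its bar beyond the tip.
- **Tilt:** Depth readings from both cameras still show the same tilt of about 0.1 rad. I do not know what holds it up; it came back as soon as I released the reinserted pin.
- **Scene:** The jar is upright and the other things look unmoved in the top view.
- **Robot:** It is clear of everything, and the highest force I read was about 21 N.

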